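Load the sleeve fixture and set the inspection light

ROBOT

A 6-joint arm with a two-finger parallel gripper is mounted at the origin on the work surface. World frame = base frame: x ahead of the robot, y to its left, z up, the work surface at z = 0. Lengths are in m, angles in rad, forces in N, time in s.
With the tool pointing down it reaches from about 0.3 to 1 m from the base axis. Payload 5.1 kg.
Tool frame: the origin (TCP) lies between the finger pads; the fingertips stand 11 mm ahead of it and the grasp point (between the pads) lies 8 mm behind it (robot.finger_overhang is the distance from the TCP to the fingertips, in m); x points along the fingers, z is the direction in which the jaws open and shut, and the axes are right-handed (so a half turn about x gives the same grasp; the last joint's range is limited). The gripper opens to 95 mm and grips with 3 to 60 N. Pads are 20 mm wide; open, the fingers measure 119 mm over their backs; the gripper's body (75 mm by 180 mm) begins 59 mm behind the grasp point.
Start: joints at [-1.275, 0.124, 1.65, -0, 1.367, -0.083], TCP at [0.24, -0.604, 0.226] pointing down, gripper open.
Joint ranges: [-2.61, 2.61], [-1.02, 2.33], [0.03, 2.71], [-1.35, 4.49], [0.32, 2.68], [-2.91, 2.91]. Speed limits (rad/s): [2.57, 2.57, 3.14, 3.14, 3.14, 3.14].

INTERFACE

Orientations are given as a unit quaternion [w, x, y, z].
In Python, from rig import robot gives the robot as it stands. The module is installed in compiled form; this text tells all that it offers.
- The arm moves only by the tool send_rows, never from a script. Its argument "motion" is a list of rows, each a list of 3 entries, a list of its own where there are three numbers: the shift along the tool's x, y, z in mm, then the turn about the tool's x in degrees, then the closure, from 0 (fully open) to 1 (shut). A call has 1 to 5 rows; each row is the pose to reach, as a shift and turn from the pose measured when the call began, along the tool's axes at that moment; what a row does not reach only later rows make up. A row lasts 1/12 s, in which the tool goes at most 41.7 mm and 7.16 degrees, less where a joint would pass 70% of its speed; a pose out of reach is approached as far as the arm can. A call with a gripper value outside its range is refused whole. The fingers move at their own pace and stop on an object; "squeeze" is the grip in N (left out, the last holds). Time passes only in rows, so rows that repeat a pose let the fingers close. It gives the time, the measured TCP pose, the force and the opening at its end, in the units of the state.
- robot.sense(): the state, without advancing time (a new reading comes with each control period).
- robot.get_image(name): name is "side" or "top"; returns the picture (420x560x3 uint8, red, green, blue); there is no depth.
- robot.camera_model(name): a dict with "vertical_fov" (degrees; the focal length in pixels is half the picture's height over the tangent of half this angle, whatever the lens; pixels are square), "cx", "cy" (the principal point, pixels), "R" (3x3) and "t" (3): a world point X has camera coordinates R X + t. Camera axes: x right, y down, z forward; pixel columns grow to the right and rows downward; lengths in m; the calibration is good to about 2 mm. A picture is of the moment at which its call begins. camera_model takes no time and is no camera call.
- robot.sign_off(): hands the job in, once; it reports no verdict.
The state is a dict: "t": time; "joints": joint angles; "joint_vel": joint speeds; "effort": joint torques, N m; "position": TCP position; "orientation": TCP orientation; "ft_force": force on the tool from outside, world axes, zero at the start; "ft_torque": the same for the moment, N m; "finger_gap": finger opening in m.
Only numpy, scipy, OpenCV 4.12 (cv2) and the standard library are available. Lean on these libraries where they do the work, as an engineer would, in place of code of your own. Each camera call takes 0.05 s, during which the arm holds its last target.

TASK

Get the assembly fixture ready for inspection: take off every black transit cap and put it in the cardboard returns tray, and slide each aluminium sleeve fully down over a shaft that it fits, wide sleeves on thick shafts and narrow ones on thin shafts. When all the sleeves are seated, finish by setting the inspection light: swivel it so that its lit face looks straight at the middle of the fixture, and lean it 20 degrees forward from upright. Leave everything else on the bench where it is.

Things in the scene. Friction and masses are not known exactly. Their poses are not given: they have to be found in the camera images.
- sleeve0_mid (a point): centre (half-way up, on the bore axis) of a plain aluminium wide bearing sleeve: an upright tube open at both ends, 50 mm tall, 56 mm outside, bore 37 mm, about 190 g; belongs on the thick 34 mm shafts; z along its bore. Starts standing on the table. May be absent.
- sleeve1_mid (a point): centre (half-way up, on the bore axis) of a plain aluminium narrow bearing sleeve: an upright tube open at both ends, 50 mm tall, 44 mm outside, bore 25 mm, about 130 g; belongs on the thin 22 mm shafts; z along its bore. Starts standing on the table. May be absent.
- sleeve2_mid (a point): centre (half-way up, on the bore axis) of a plain aluminium wide bearing sleeve: an upright tube open at both ends, 50 mm tall, 56 mm outside, bore 37 mm, about 190 g; belongs on the thick 34 mm shafts; z along its bore. Starts standing on the table. May be absent.
- sleeve3_mid (a point): centre (half-way up, on the bore axis) of a plain aluminium narrow bearing sleeve: an upright tube open at both ends, 50 mm tall, 44 mm outside, bore 25 mm, about 130 g; belongs on the thin 22 mm shafts; z along its bore. Starts standing on the table. May be absent.
- sleeve4_mid (a point): centre (half-way up, on the bore axis) of a plain aluminium wide bearing sleeve: an upright tube open at both ends, 50 mm tall, 56 mm outside, bore 37 mm, about 190 g; belongs on the thick 34 mm shafts; z along its bore. Starts standing on the table. May be absent.
- shaft0 (a point): point on the axis of shaft 0 of the fixture, 25 mm above the plate: exactly where a fully seated sleeve's centre lies. A plain steel upright, thick: 34 mm diameter, standing 56 mm above the plate, with a domed (hemispherical) top as a lead-in. z up.
- shaft1 (a point): point on the axis of shaft 1 of the fixture, 25 mm above the plate: exactly where a fully seated sleeve's centre lies. A plain steel upright, thin: 22 mm diameter, standing 56 mm above the plate, with a domed (hemispherical) top as a lead-in. z up.
- shaft2 (a point): point on the axis of shaft 2 of the fixture, 25 mm above the plate: exactly where a fully seated sleeve's centre lies. A plain steel upright, thick: 34 mm diameter, standing 56 mm above the plate, with a domed (hemispherical) top as a lead-in. z up.
- shaft3 (a point): point on the axis of shaft 3 of the fixture, 25 mm above the plate: exactly where a fully seated sleeve's centre lies. A plain steel upright, thin: 22 mm diameter, standing 56 mm above the plate, with a domed (hemispherical) top as a lead-in. z up.
- shaft4 (a point): point on the axis of shaft 4 of the fixture, 25 mm above the plate: exactly where a fully seated sleeve's centre lies. A plain steel upright, thick: 34 mm diameter, standing 56 mm above the plate, with a domed (hemispherical) top as a lead-in. z up.
- cap_a_mid (a point): centre (half-way up) of a black plastic transit cap, a wide upside-down cup with a closed top, 46 mm outside, 62 mm tall, 30 g. It starts loosely over shaft 0, its rim on the plate, and lifts straight off (raise it at least 60 mm to clear). May be absent.
- cap_b_mid (a point): centre (half-way up) of a black plastic transit cap, a narrow upside-down cup with a closed top, 36 mm outside, 62 mm tall, 30 g. It starts loosely over shaft 1, its rim on the plate, and lifts straight off (raise it at least 60 mm to clear). May be absent.
- cap_c_mid (a point): centre (half-way up) of a black plastic transit cap, a wide upside-down cup with a closed top, 46 mm outside, 62 mm tall, 30 g. It starts loosely over shaft 4, its rim on the plate, and lifts straight off (raise it at least 60 mm to clear). May be absent.
- fixture_mid (a point): middle of the assembly fixture, 25 mm above its plate top: a fixed aluminium plate 85 x 400 mm, 30 mm thick, with five upright shafts in a row along its y axis, 80 mm apart (shaft 0 at +160 mm .. shaft 4 at -160 mm: thick, thin, thick, thin, thick). x across the plate, y along the row.
- tray_in (a point): centre of the inner floor of the returns tray: a fixed open cardboard tray, 200 (x) x 150 (y) mm, walls 5 mm thick and 45 mm tall. Inner floor 5 mm above the table.
- light_aim (a point): the middle of the inspection light's tilt hinge, on its vertical swivel axis, 66 mm above the table (the axis stands fixed on a round base 110 mm across). Turns with the swivel but does not tilt: its x axis is the horizontal direction in which the lit (white) face looks now; z up.
- light_tab (a point): centre of the black rubber grip tab on the middle of the light panel's top edge, 145 mm from the tilt hinge; tab 44 mm wide, 30 mm tall, 14 mm thick. Frame tilts with the panel: x out of the lit face, y along the top edge, z up along the panel. The panel is 140 mm wide, 115 mm tall, 12 mm thick, from 15 to 130 mm above its hinge.
- light_turn (a joint): swivel of the light in rad, about the vertical, positive anticlockwise seen from above, -1.6 to 1.6; stiff (0.25 N m), stays where it is left.
- light_tilt (a joint): tilt of the light panel in rad: 0 upright, positive leaning forward (towards the side its lit face looks to), negative leaning back, -0.8 to 0.8; stiff (0.4 N m), stays where it is left.
- tape_roll: a roll of brown packing tape lying flat, 100 mm across, 48 mm tall; a bystander to leave alone. Origin: centre of its underside.
- small_carton: a small closed carton 70 x 100 x 50 mm; a bystander to leave alone. Origin: centre of its underside.
- clear_tub: a clear plastic open tub 100 x 100 x 70 mm; a bystander to leave alone. Origin: centre of its underside.
Mind the look-alikes: they are no part of the job. What is shaped like the part that bears sleeve2_mid but blue is not meant.

How it is judged:
On the way, in this order (a step that is already met when the one before it is completed fails the run):
1. every sleeve is fully down over a shaft that it fits (((horizontal distance between sleeve0_mid and shaft0 below 0.006 m and distance between sleeve0_mid and shaft0 below 0.0075 m) or (horizontal distance between sleeve0_mid and shaft2 below 0.006 m and distance between sleeve0_mid and shaft2 below 0.0075 m) or (horizontal distance between sleeve0_mid and shaft4 below 0.006 m and distance between sleeve0_mid and shaft4 below 0.0075 m)) and angle between each of sleeve0_mid, sleeve1_mid, sleeve2_mid, sleeve3_mid, sleeve4_mid's own z axis and vertical below 0.08 rad and ((horizontal distance between sleeve1_mid and shaft1 below 0.006 m and distance between sleeve1_mid and shaft1 below 0.0075 m) or (horizontal distance between sleeve1_mid and shaft3 below 0.006 m and distance between sleeve1_mid and shaft3 below 0.0075 m)) and ((horizontal distance between sleeve2_mid and shaft0 below 0.006 m and distance between sleeve2_mid and shaft0 below 0.0075 m) or (horizontal distance between sleeve2_mid and shaft2 below 0.006 m and distance between sleeve2_mid and shaft2 below 0.0075 m) or (horizontal distance between sleeve2_mid and shaft4 below 0.006 m and distance between sleeve2_mid and shaft4 below 0.0075 m)) and ((horizontal distance between sleeve3_mid and shaft1 below 0.006 m and distance between sleeve3_mid and shaft1 below 0.0075 m) or (horizontal distance between sleeve3_mid and shaft3 below 0.006 m and distance between sleeve3_mid and shaft3 below 0.0075 m)) and ((horizontal distance between sleeve4_mid and shaft0 below 0.006 m and distance between sleeve4_mid and shaft0 below 0.0075 m) or (horizontal distance between sleeve4_mid and shaft2 below 0.006 m and distance between sleeve4_mid and shaft2 below 0.0075 m) or (horizontal distance between sleeve4_mid and shaft4 below 0.006 m and distance between sleeve4_mid and shaft4 below 0.0075 m))), for 0.2 s.
2. the light faces the middle of the fixture, leaning 20 degrees forward (y of fixture_mid in the frame of light_aim between -0.04 and 0.04 m and x of fixture_mid in the frame of light_aim above 0.1 m and value of joint light_tilt between 0.269 and 0.429 rad), for 0.2 s.
At the end, for the whole second after the job is handed in: All caps in the returns tray; every sleeve upright, fully down on a shaft of its size (centre within 6 mm sideways, 7.5 mm in all, of seated); the middle of the fixture within 40 mm of the light's line of sight from above; light leaning forward 0.349 rad +-0.08; all at rest (all of step 1 and all of step 2 and x of cap_a_mid in the frame of tray_in between -0.1 and 0.1 m and y of cap_a_mid in the frame of tray_in between -0.075 and 0.075 m and z of each of cap_a_mid, cap_b_mid, cap_c_mid in the frame of tray_in below 0.05 m and x of cap_b_mid in the frame of tray_in between -0.1 and 0.1 m and y of cap_b_mid in the frame of tray_in between -0.075 and 0.075 m and x of cap_c_mid in the frame of tray_in between -0.1 and 0.1 m and y of cap_c_mid in the frame of tray_in between -0.075 and 0.075 m and velocity of joint light_turn between -0.05 and 0.05 rad/s and velocity of joint light_tilt between -0.05 and 0.05 rad/s); the robot touches nothing.
It fails at once if a bystander is pushed more than 40 mm or knocked away (distance of any of tape_roll, small_carton, clear_tub from where it was at the start of the episode above 0.04 m).
Of sleeve0, sleeve1, sleeve2, sleeve3, sleeve4 only 3 to 5 are there at a start; the rules pass over those that are not, and their reading is None.
Of cap_a, cap_b, cap_c only 1 to 2 are there at a start; the rules pass over those that are not, and their reading is None.
At some moment in a run one of sleeve0, sleeve1, sleeve2, sleeve3, sleeve4 may be knocked a few centimetres aside while the robot is not near it.
It also fails if it takes over 210 s, if anything falls off the work surface, if the arm or the gripper's body presses on something with over 40 N, if the wrist force passes 120 N, or if a joint passes its speed limit or range.

## Working session

There is one attempt and no reset: what is moved stays moved. The work goes in short steps, Python scripts to look and compute and a tool call to move; the robot and the scene stay as the last step left them, time stands still between calls to the robot, and variables do not carry over. Pictures are saved under pics/ and viewed, and the job is handed in when it is done.

Besides the shell and the picture viewer there is one more tool, called after "Call:" as a command line: name --argument value ..., lists and objects as JSON in quotes. send_rows: Moves the arm, as the interface text tells. Its arguments: {"type":"object","properties":{"motion":{"type":"array"},"squeeze":{"type":"number"}},"required":["motion"]}

```bash
mkdir -p pics; ls
cat > h.py <<'E'
from rig import robot
import numpy as np, cv2
def snap(n,tag):
    im=robot.get_image(n); cv2.imwrite(f'pics/{tag}.png',im[:,:,::-1]); return im
def cam(n):
    m=robot.camera_model(n); f=210/np.tan(np.radians(m['vertical_fov']/2)); return f,m['cx'],m['cy'],np.array(m['R']),np.array(m['t'])
def ray(n,u,v,z):
    f,cx,cy,R,t=cam(n); d=R.T@np.array([(u-cx)/f,(v-cy)/f,1]); C=-R.T@t
    return C+d*(z-C[2])/d[2]
def proj(n,X):
    f,cx,cy,R,t=cam(n); c=R@np.array(X)+t; return np.array([cx+f*c[0]/c[2],cy+f*c[1]/c[2]])
def crop(src,tag,x0,y0,x1,y1,s):
    im=cv2.imread(f'pics/{src}.png')[y0:y1,x0:x1]; cv2.imwrite(f'pics/{tag}.png',cv2.resize(im,None,fx=s,fy=s,interpolation=cv2.INTER_CUBIC))
E
python3 - <<'E'
from h import *
np.set_printoptions(precision=4,suppress=True)
for n in('side','top'):
    snap(n,n+'0'); m=robot.camera_model(n); print(n,m, cam(n)[0], -np.array(m['R']).T@np.array(m['t']))
print(robot.sense())
E
```

```text
pics
side {'vertical_fov': 47.692904828155875, 'cx': 278.78204714563657, 'cy': 204.82075118266974, 'R': array([[-0.8838, -0.4678, -0.0061],
       [-0.3615,  0.6912, -0.6257],
       [ 0.2969, -0.5508, -0.78  ]]), 't': array([0.4442, 0.2749, 1.0664])} 475.09016451564855 [0.1754 0.6052 1.0065]
top {'vertical_fov': 57.925241504827824, 'cx': 282.8569486790089, 'cy': 208.5414320781305, 'R': array([[ 0.0004, -0.9998, -0.0203],
       [-0.99  ,  0.0025, -0.1413],
       [ 0.1413,  0.0201, -0.9898]]), 't': array([-0.0136,  0.5199,  1.1066])} 379.4336030476466 [ 0.3584 -0.0372  1.1685]
{'t': 0.1, 'joints': array([-1.2746,  0.1244,  1.6515, -0.    ,  1.3675, -0.0826]), 'joint_vel': array([ 0.001 , -0.0021, -0.0048,  0.0014, -0.0013, -0.0009]), 'effort': array([  0.0004, -41.8882, -36.1095,   0.0778,   0.0462,  -0.    ]), 'position': array([ 0.2402, -0.6034,  0.2245]), 'orientation': array([ 0.5847,  0.3973,  0.5857, -0.3965]), 'ft_force': array([-0.1024,  0.0798, -0.3572]), 'ft_torque': array([-0.0413, -0.0057,  0.059 ]), 'finger_gap': 0.0952491800612607}
```

View pics/top0.png

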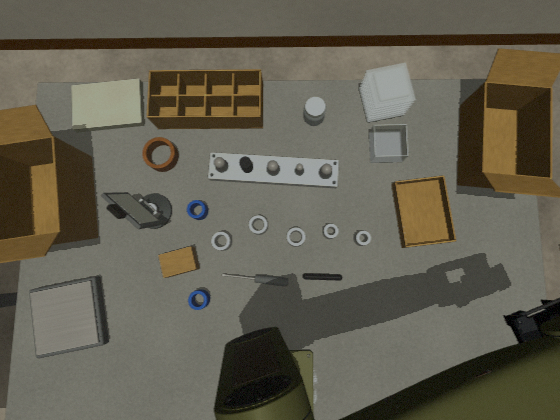

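View pics/side0.png

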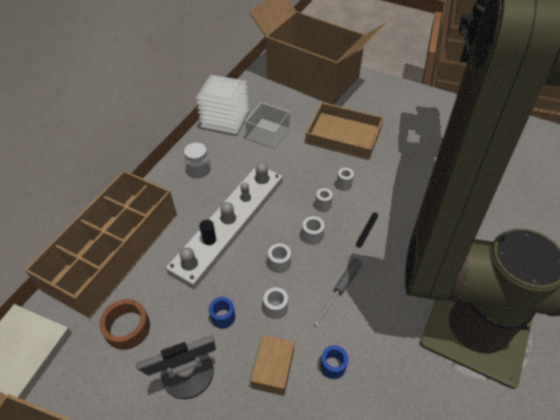

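Run:
```python
from h import *
crop('top0','a',200,140,345,260,5)
crop('top0','b',85,120,285,270,4)
crop('side0','c',160,150,360,320,4)
crop('side0','d',100,280,300,420,4)
```

```text
(no output)
```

View pics/a.png

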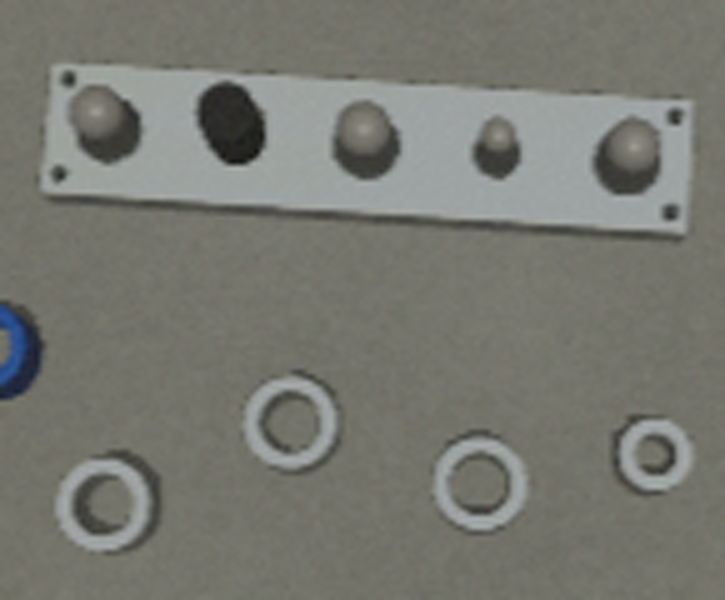

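View pics/b.png

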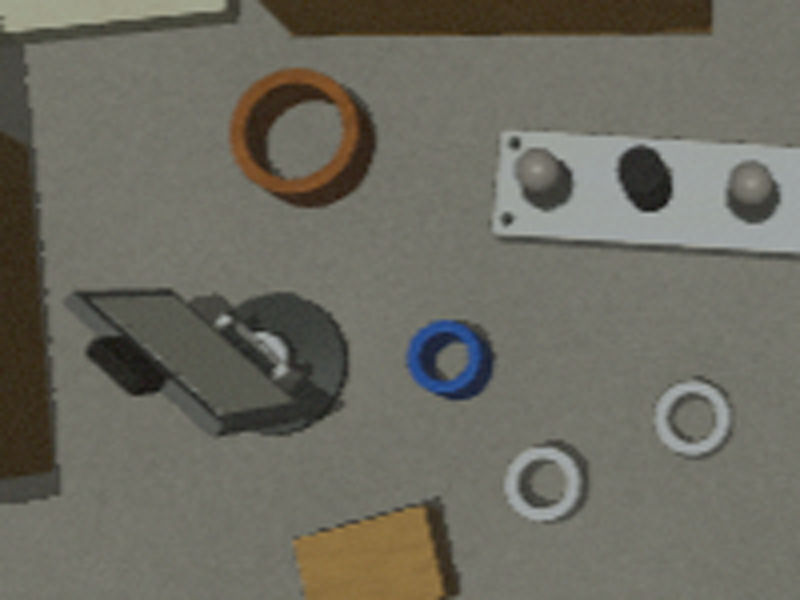

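View pics/c.png

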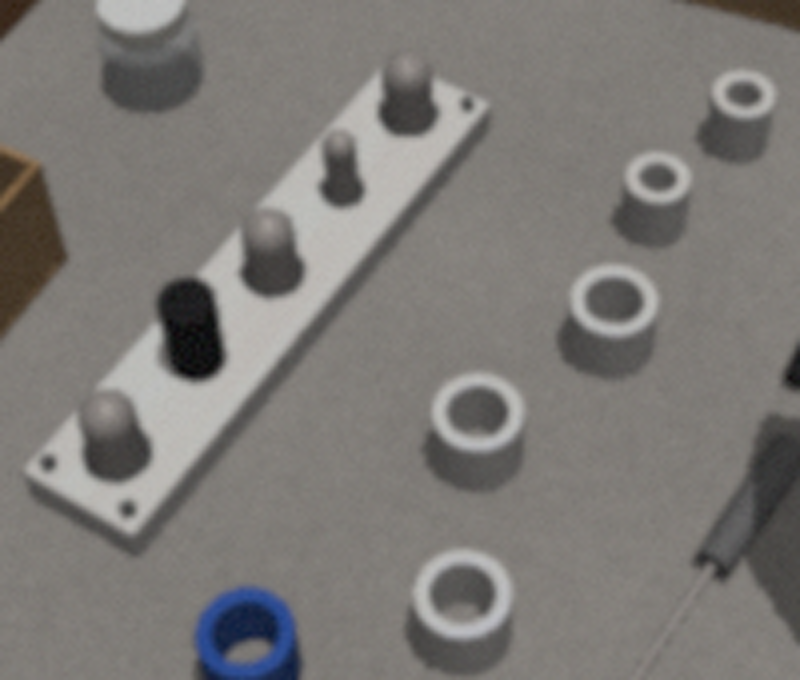

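View pics/d.png

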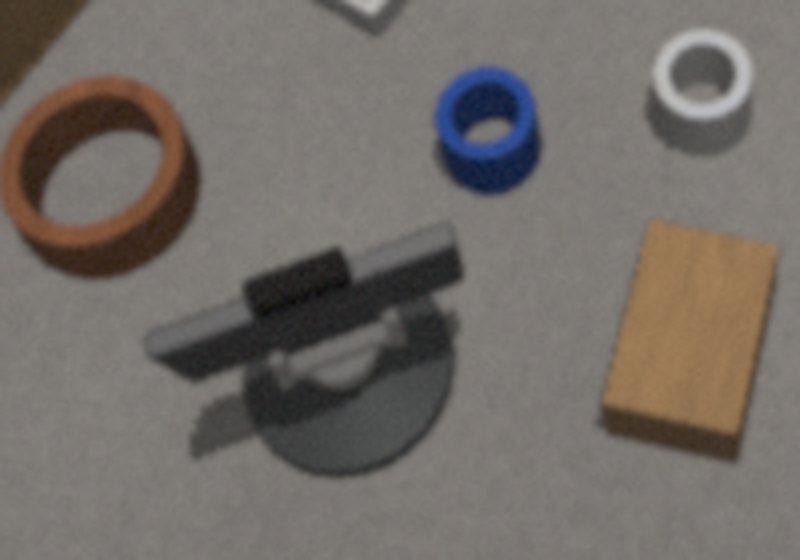

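Run:
```python
from h import *
np.set_printoptions(precision=4,suppress=True)
im=cv2.imread('pics/top0.png'); hsv=cv2.cvtColor(im,cv2.COLOR_BGR2HSV)
g=im.min(2)
print('light face',im[205,125],im[212,133],'table',im[250,120],'sleeve',im[225:245:2,221].tolist())
for th in(150,):
  m=(g>th).astype(np.uint8); n,l,s,c=cv2.connectedComponentsWithStats(m)
  for i in range(1,n):
    if 15<s[i,4]<3000: 
      cnt=cv2.findContours((l==i).astype(np.uint8),0,1)[0][0]
      cc=cv2.minAreaRect(cnt); print(s[i],c[i],'ell',cc[0],cc[1],'xyz50',ray('top',*cc[0],0.05))
si=cv2.imread('pics/side0.png'); g=si.min(2)
m=(g>150).astype(np.uint8); n,l,s,c=cv2.connectedComponentsWithStats(m)
for i in range(1,n):
    if 15<s[i,4]<6000: 
      cnt=cv2.findContours((l==i).astype(np.uint8),0,1)[0][0]
      cc=cv2.minAreaRect(cnt); print('side',s[i],c[i],'ell',cc[0],cc[1],'xyz50',ray('side',*cc[0],0.05))
print('side light face',si[355:375:2,180].tolist())
```

```text
light face [79 89 87] [78 89 89] table [105 116 115] sleeve [[107, 115, 117], [109, 118, 117], [107, 116, 117], [82, 89, 89], [162, 162, 157], [73, 80, 76], [107, 116, 116], [108, 118, 118], [102, 114, 112], [106, 116, 115]]
[ 363   66   50   52 1614] [387.824   89.5136] ell (387.12347412109375, 91.80587768554688) (46.31464385986328, 46.31464767456055) xyz50 [ 0.8824 -0.3373  0.05  ]
[306  97  19  19 276] [314.9964 105.6486] ell (315.0000305175781, 105.50000762939453) (17.677669525146484, 17.677669525146484) xyz50 [ 0.8397 -0.1138  0.05  ]
[ 209  153  129   33 2306] [275.1869 169.647 ] ell (273.3210144042969, 168.86383056640625) (127.87549591064453, 25.88698959350586) xyz50 [0.6393 0.0145 0.05  ]
[249 216  18  17  89] [257.6629 224.2584] ell (257.5, 224.0) (16.0, 17.0) xyz50 [0.4719 0.0607 0.05  ]
[325 224  13  14  69] [330.9855 230.4348] ell (330.7500305175781, 230.25003051757812) (12.727922439575195, 12.020814895629883) xyz50 [ 0.4531 -0.1556  0.05  ]
[287 228  18  18  96] [295.8542 236.6146] ell (295.75, 236.25) (16.970561981201172, 16.26345443725586) xyz50 [ 0.4355 -0.0525  0.05 
[... 1076 characters left out ...]
-0.1598  0.05  ]
side [303 216  22  18 150] [313.2667 224.2   ] ell (313.25, 224.25) (19.091880798339844, 18.384777069091797) xyz50 [ 0.4341 -0.0552  0.05  ]
side [268 243  23  19 180] [279.0556 252.2222] ell (279.0, 252.0) (18.0, 22.0) xyz50 [0.4714 0.0572 0.05  ]
side [263 287  25  22 217] [275.4516 297.6544] ell (275.0, 297.5) (21.0, 24.0) xyz50 [0.4229 0.168  0.05  ]
side [   0  306   66   89 3509] [ 23.9655 346.6261] ell (17.017822265625, 347.1861267089844) (56.02052307128906, 89.21672058105469) xyz50 [0.8455 0.5199 0.05  ]
side light face [[39, 39, 41], [36, 38, 39], [38, 37, 36], [42, 41, 41], [43, 41, 39], [71, 73, 72], [110, 112, 114], [107, 109, 114], [92, 94, 97], [103, 105, 107]]
```

```bash
python3 - <<'E'
from h import *
np.set_printoptions(precision=4,suppress=True)
for n in('top','side'):
  im=cv2.imread(f'pics/{n}0.png')
  g=im.min(2).astype(np.uint8); g=cv2.resize(g,None,fx=4,fy=4,interpolation=cv2.INTER_CUBIC)
  m=(g>135).astype(np.uint8); 
  x,y=(273,180) if n=='top' else (245,232)
  nn,l,s,c=cv2.connectedComponentsWithStats(m); k=l[y*4,x*4]; print(k)
  M=cv2.morphologyEx((l==k).astype(np.uint8),cv2.MORPH_OPEN,np.ones((9,9)))
  cnt=max(cv2.findContours(M,0,1)[0],key=cv2.contourArea)
  h=cv2.convexHull(cnt)
  for e in np.linspace(5,60,12):
    q=cv2.approxPolyDP(h,e,True)
    if len(q)==4: break
  q=(q[:,0]+.5)/4-.5
  P=np.array([ray(n,*p,0.03) for p in q]); print(q.tolist()); print(P[:,:2], np.linalg.norm(P-np.roll(P,-1,0),axis=1), P.mean(0), np.linalg.norm(P[0]-P[2]),np.linalg.norm(P[1]-P[3]))
E
python3 - <<'E'
from h import *
crop('top0','e',205,145,275,195,11)
crop('top0','f',270,145,340,195,11)
E
```

```text
27
[[216.625, 152.625], [332.625, 159.875], [337.125, 179.625], [212.625, 178.125]]
[[ 0.697   0.1919]
 [ 0.6719 -0.1673]
 [ 0.6097 -0.1799]
 [ 0.616   0.2023]] [0.3601 0.0634 0.3822 0.0816] [0.6486 0.0118 0.03  ] 0.38189054017047164 0.3737295401072331
0
[[559.375, -0.375], [559.375, 419.375], [-0.375, 419.375], [-0.375, -0.375]]
[[ 0.0442 -1.5362]
 [-0.1803  0.1335]
 [ 0.7775  0.6385]
 [ 2.0513 -0.5031]] [1.6847 1.0828 1.7106 2.2573] [ 0.6732 -0.3168  0.03  ] 2.2949905028675808 2.320637770865153
```

View pics/e.png

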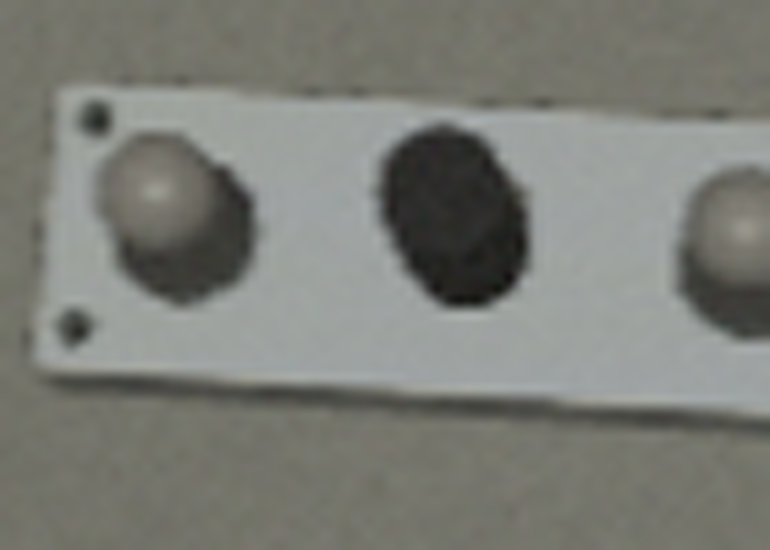

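View pics/f.png

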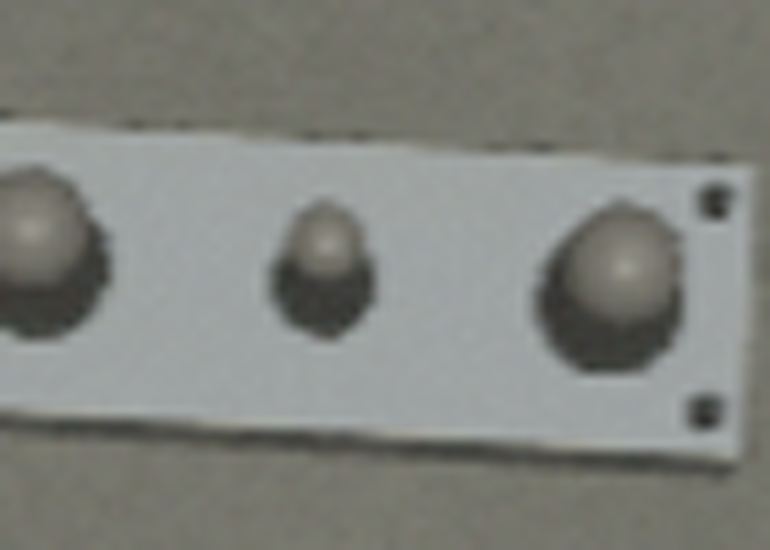

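Run:
```python
from h import *
crop('side0','g',160,215,240,275,10)
crop('side0','i',215,155,295,215,10)
```

```text
(no output)
```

View pics/g.png

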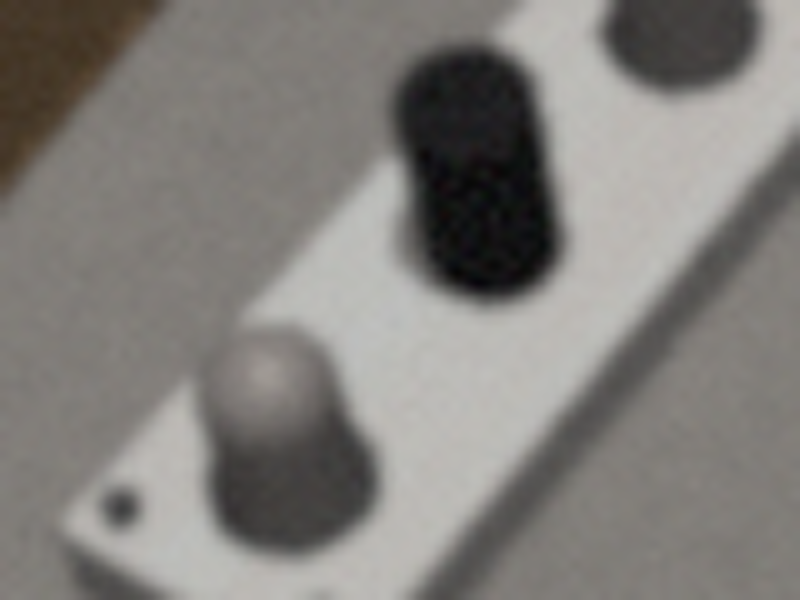

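View pics/i.png

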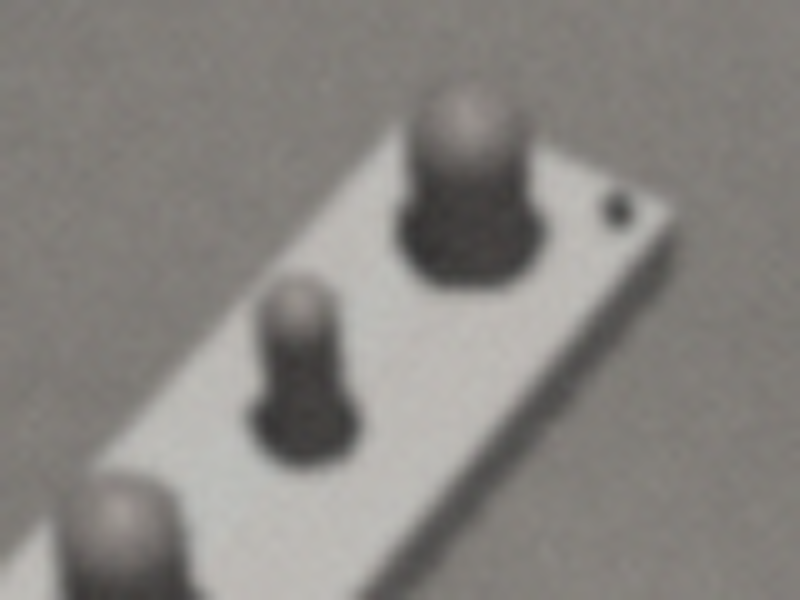

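Run:
```python
from h import *
from scipy.optimize import least_squares
np.set_printoptions(precision=4,suppress=True)
zs={0:.069,2:.069,3:.075,4:.069}
obs=[]
for n,d in {'top':{0:(218.73,161.82),2:(272.09,165.09),3:(299.09,166.36),4:(326.18,168.18)},'side':{0:(186.35,253.35),2:(226.75,207.75),3:(244.65,185.45),4:(261.4,168.65)}}.items():
  for k,p in d.items(): obs.append((n,(0,.16-.08*k,zs[k]),p))
for a,p in [((.0425,.2,.03),(209.8,152.2)),((-.0425,.2,.03),(207.7,178.3)),((.0425,-.2,.03),(338.1,159.05)),((-.0425,-.2,.03),(336.6,186.3))]: obs.append(('top',a,p))
for a,p in [((-.0425,-.2,.03),(281.55,176.05)),((.0425,.2,.03),(166.05,267.05))]: obs.append(('side',a,p))
def w(q,a): c,s=np.cos(q[2]),np.sin(q[2]); return (q[0]+c*a[0]-s*a[1],q[1]+s*a[0]+c*a[1],a[2])
def run(ob):
  f=lambda q:np.concatenate([proj(n,w(q,a))-p for n,a,p in ob])
  r=least_squares(f,[.64,.015,0]); return r.x,f(r.x).reshape(-1,2)
for ob in(obs,[o for o in obs if o[0]=='top'],[o for o in obs if o[0]=='side']):
  q,r=run(ob); print(q,np.degrees(q[2])); print(r.T)
  for k in range(5): print(k,np.array(w(q,(0,.16-.08*k,0)))[:2])
s=robot.sense(); w_,x,y,z=s['orientation']
from scipy.spatial.transform import Rotation as Ro
print(Ro.from_quat([x,y,z,w_]).as_matrix())
```

```text
[ 0.6442  0.0152 -0.0644] -3.689103273528789
[[ 0.7147  0.7094  0.6002  0.417  -0.1536 -0.6803 -0.8406 -0.7444  0.4072
  -0.0174  0.9833  1.2566  0.3098 -1.7988]
 [ 0.8043  0.6332  0.417   0.6678  1.0853  0.7832  0.9827  0.068  -0.3152
   0.2884  0.2181  0.0171 -0.908   0.5443]]
0 [0.6545 0.1748]
1 [0.6493 0.095 ]
2 [0.6442 0.0152]
3 [ 0.639  -0.0647]
4 [ 0.6339 -0.1445]
[ 0.6453  0.0171 -0.0642] -3.6776186860884783
[[ 0.0816  0.0655 -0.0528 -0.2383 -0.2029 -0.6278  0.3476  0.6201]
 [ 0.4611  0.2776  0.0533  0.2997 -0.6411 -0.0448 -0.1374 -0.3464]]
0 [0.6555 0.1768]
1 [0.6504 0.0969]
2 [0.6453 0.0171]
3 [ 0.6401 -0.0627]
4 [ 0.635  -0.1426]
[ 0.6435  0.013  -0.0649] -3.7174656200777014
[[ 0.5745 -0.0118 -0.194  -0.122   0.9013 -1.0668]
 [ 0.4969  0.2881  0.5262 -0.3526 -1.3138 -0.054 ]]
0 [0.6539 0.1727]
1 [0.6487 0.0929]
2 [0.6435 0.013 ]
3 [ 0.6383 -0.0668]
4 [ 0.6331 -0.1466]
[[-0.0005  0.9291  0.3698]
 [ 0.0017  0.3698 -0.9291]
 [-1.      0.0001 -0.0018]]
```

```bash
cat >> h.py <<'E'
from scipy.spatial.transform import Rotation as Ro
def plan(x,y,z,jaw=-3.7):
    s=robot.sense(); w_,a,b,c=s['orientation']; M=Ro.from_quat([a,b,c,w_]).as_matrix()
    d=np.array([x,y,z])-s['position']; L=M.T@d*1000
    cur=np.degrees(np.arctan2(M[1,2],M[0,2])); t=-(jaw-cur); t=(t+180)%360-180
    print('t',round(s['t'],2),'pos',np.round(s['position'],4),'F',np.round(s['ft_force'],1),'gap',round(s['finger_gap'],4),'tilt',np.round(M[2,:],3),'jaw',round(cur,2),'j6',round(s['joints'][5],2))
    print('SHIFT',np.round(L,1),'TURN',round(t,1),'(alt',round(((t+360)%360)-180,1),') rows',round(max(np.linalg.norm(L)/41.7,abs(t)/7.16),1))
E
python3 - <<'E'
from h import *
plan(.6495,.095,.2)
c=[(393,180),(441,175),(457,241),(404,247)]
crop('top0','t',380,165,470,255,7)
E
```

```text
t 0.1 pos [ 0.2402 -0.6034  0.2245] F [-0.1  0.1 -0.4] gap 0.0952 tilt [-1.     0.    -0.002] jaw -68.29 j6 -0.08
SHIFT [  25.5  638.6 -497.5] TURN -64.6 (alt 115.4 ) rows 19.4
```

View pics/t.png

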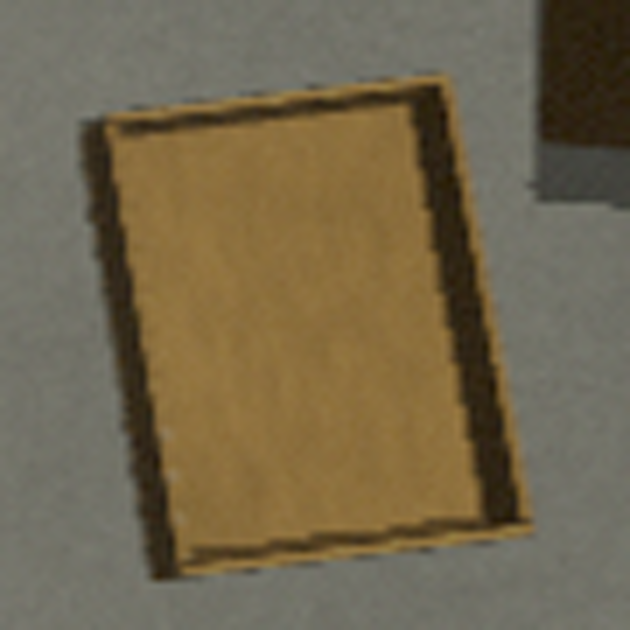

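Call:
send_rows --motion '[[[2,30,-23],-7,0],[[3,62,-48],-14,0],[[4,95,-73],-21,0],[[5,128,-98],-28,0],[[6,160,-124],-35,0]]'

```text
t: 0.52
position: [0.3434, -0.4271, 0.2181]
orientation: [0.677, 0.202, 0.679, -0.2]
ft_force: [0.9, 0.2, 0.1]
finger_gap: 0.0951
```

Run:
```python
from h import *
print(ray('top',424.9,210.9,.045)); plan(.6495,.095,.2)
```

```text
[ 0.51061023 -0.435757    0.045     ]
t 0.52 pos [ 0.3434 -0.4271  0.2181] F [0.9 0.2 0.1] gap 0.0951 tilt [-1.     0.002 -0.002] jaw -32.99 j6 -0.42
SHIFT [ 19.2 604.6 -27.5] TURN -29.3 (alt 150.7 ) rows 14.5
```

Call:
send_rows --motion '[[[1,41,-2],-7,0],[[2,82,-4],-14,0],[[3,123,-6],-21,0],[[4,164,-8],-29,0],[[6,205,-10],-29.3,0]]'

```text
t: 0.93
position: [0.4471, -0.2477, 0.2122]
orientation: [0.706, 0.022, 0.707, -0.02]
ft_force: [1.1, -0.5, -0.6]
finger_gap: 0.0951
```

Run:
```python
from h import *
plan(.6495,.095,.2)
```

```text
t 0.93 pos [ 0.4471 -0.2477  0.2122] F [ 1.1 -0.5 -0.6] gap 0.0951 tilt [-1.     0.003 -0.001] jaw -3.44 j6 -0.55
SHIFT [ 13.  354.2 181.5] TURN 0.3 (alt -179.7 ) rows 9.6
```

Call:
send_rows --motion '[[[1,36,18],0,0],[[2,72,36],0,0],[[4,108,54],0,0],[[5,144,72],0,0],[[6,180,91],0.3,0]]'

```text
t: 1.35
position: [0.5489, -0.0714, 0.2061]
orientation: [0.706, 0.024, 0.707, -0.022]
ft_force: [0.5, -0.1, -0.1]
finger_gap: 0.095
```

Run:
```python
from h import *
plan(.6495,.095,.2)
```

```text
t 1.35 pos [ 0.5489 -0.0714  0.2061] F [ 0.5 -0.1 -0.1] gap 0.095 tilt [-1.     0.002 -0.002] jaw -3.74 j6 -0.16
SHIFT [  6.4 172.6  89.5] TURN -0.0 (alt 180.0 ) rows 4.7
```

Call:
send_rows --motion '[[[1,35,18],0,0],[[2,70,36],0,0],[[4,105,54],0,0],[[5,140,72],0,0],[[6,173,90],0,0]]'

```text
t: 1.77
position: [0.6503, 0.0976, 0.1996]
orientation: [0.706, 0.024, 0.708, -0.022]
ft_force: [0.0, -0.4, 0.8]
finger_gap: 0.0952
```

Run:
```python
from h import *
plan(.6495,.095,.07)
snap('side','s1');snap('top','t1')
```

```text
t 1.77 pos [0.6503 0.0976 0.1996] F [ 0.  -0.4  0.8] gap 0.0952 tilt [-1.     0.002 -0.003] jaw -3.7 j6 0.13
SHIFT [129.6  -2.9  -0.3] TURN 0.0 (alt -180.0 ) rows 3.1
```

View pics/s1.png

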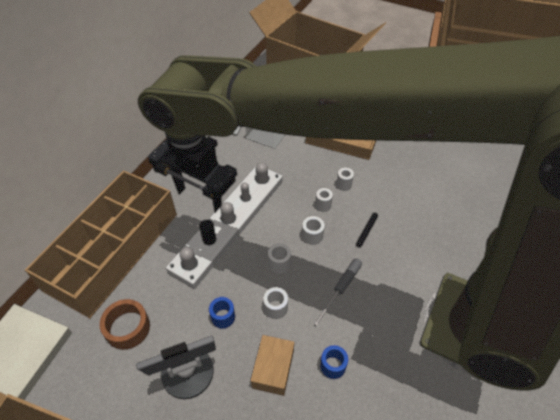

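View pics/t1.png

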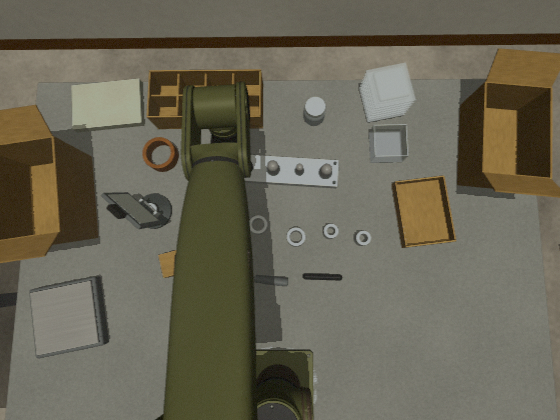

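Call:
send_rows --motion '[[[33,-3,0],0,0],[[66,-3,0],0,0],[[100,-3,0],0,0],[[129,-3,0],0,0],[[129,-3,0],0,0]]'

```text
t: 2.28
position: [0.6446, 0.0961, 0.0616]
orientation: [0.701, 0.022, 0.713, -0.021]
ft_force: [-1.9, 0.6, -1.3]
finger_gap: 0.0948
```

Call:
send_rows --motion '[[[0,0,0],0,1],[[0,0,0],0,1],[[0,0,0],0,1],[[0,0,0],0,1],[[0,0,0],0,1]]' --squeeze 12

```text
t: 2.7
position: [0.6461, 0.0961, 0.064]
orientation: [0.702, 0.022, 0.711, -0.021]
ft_force: [0.5, 0.4, 0.2]
finger_gap: 0.0674
```

Call:
send_rows --motion '[[[0,0,0],0,1],[[0,0,0],0,1],[[0,0,0],0,1]]'

```text
t: 2.95
position: [0.6466, 0.0962, 0.0649]
orientation: [0.703, 0.022, 0.711, -0.021]
ft_force: [-0.2, -0.3, 0.2]
finger_gap: 0.0472
```

Call:
send_rows --motion '[[[0,0,0],0,1],[[0,0,0],0,1],[[0,0,0],0,1],[[0,0,0],0,1]]'

```text
t: 3.28
position: [0.6469, 0.0962, 0.0652]
orientation: [0.703, 0.022, 0.711, -0.021]
ft_force: [-0.2, -0.6, 1.8]
finger_gap: 0.0357
```

Run:
```python
from h import *
plan(.6495,.095,.2)
```

```text
t 3.28 pos [0.6469 0.0962 0.0652] F [-0.2 -0.6  1.8] gap 0.0357 tilt [-1.     0.002 -0.011] jaw -3.48 j6 0.12
SHIFT [-134.8   -0.7    1.2] TURN 0.2 (alt -179.8 ) rows 3.2
```

Call:
send_rows --motion '[[[-20,0,0],0,1],[[-50,0,0],0,1],[[-80,0,0],0,1],[[-105,0,0],0,1],[[-120,0,0],0,1]]'

```text
t: 3.7
position: [0.6495, 0.096, 0.1888]
orientation: [0.704, 0.022, 0.709, -0.02]
ft_force: [0.6, 0.1, 0.2]
finger_gap: 0.0358
```

Run:
```python
from h import *
plan(.509,-.437,.19); snap('side','s2')
```

```text
t 3.7 pos [0.6495 0.096  0.1888] F [0.6 0.1 0.2] gap 0.0358 tilt [-1.     0.003 -0.007] jaw -3.48 j6 0.12
SHIFT [  -1.9 -540.5 -107.8] TURN 0.2 (alt -179.8 ) rows 13.2
```

View pics/s2.png

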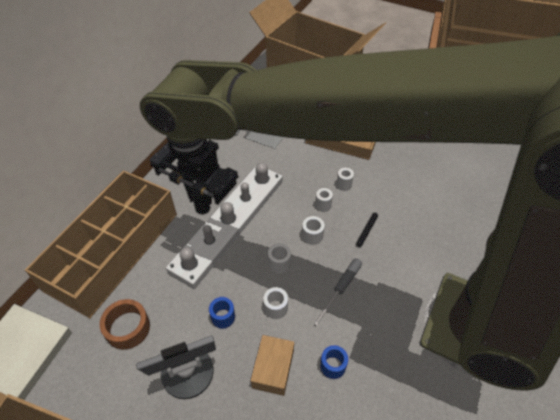

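Call:
send_rows --motion '[[[0,-35,-7],0,1],[[0,-75,-15],0,1],[[0,-115,-23],0,1],[[0,-155,-31],0,1],[[0,-195,-39],0,1]]'

```text
t: 4.17
position: [0.5983, -0.0974, 0.1889]
orientation: [0.705, 0.023, 0.709, -0.02]
ft_force: [0.7, -1.0, -1.0]
finger_gap: 0.0361
```

Call:
send_rows --motion '[[[0,-40,-8],0,1],[[0,-80,-16],0,1],[[0,-120,-24],0,1],[[0,-160,-32],0,1],[[0,-200,-40],0,1]]'

```text
t: 4.58
position: [0.5448, -0.296, 0.1865]
orientation: [0.704, 0.023, 0.709, -0.019]
ft_force: [1.7, -0.2, -0.4]
finger_gap: 0.0357
```

Run:
```python
from h import *
plan(.509,-.437,.08)
```

```text
t 4.58 pos [ 0.5448 -0.296   0.1865] F [ 1.7 -0.2 -0.4] gap 0.0357 tilt [-1.     0.005 -0.008] jaw -3.44 j6 -0.52
SHIFT [ 106.  -143.5  -26.4] TURN 0.3 (alt -179.7 ) rows 4.3
```

Call:
send_rows --motion '[[[0,-38,-7],0,1],[[0,-76,-14],0,1],[[0,-114,-21],0,1],[[20,-143,-26],0,1],[[40,-144,-26],0,1]]'

```text
t: 5.0
position: [0.5082, -0.4434, 0.1454]
orientation: [0.704, 0.024, 0.709, -0.022]
ft_force: [0.5, 0.5, -1.4]
finger_gap: 0.0362
```

Run:
```python
from h import *
plan(.509,-.437,.048); snap('top','t3');snap('side','s3')
```

```text
t 5.0 pos [ 0.5082 -0.4434  0.1454] F [ 0.5  0.5 -1.4] gap 0.0362 tilt [-1.     0.002 -0.007] jaw -3.72 j6 -0.73
SHIFT [97.4  6.2  1. ] TURN -0.0 (alt 180.0 ) rows 2.3
```

View pics/s3.png

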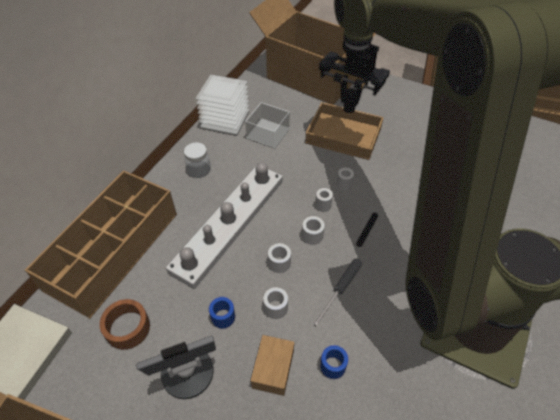

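Call:
send_rows --motion '[[[30,6,0],0,1],[[60,6,0],0,1],[[85,6,0],0,1],[[94,6,0],0,1],[[94,6,0],0,1]]'

```text
t: 5.52
position: [0.5047, -0.4272, 0.0427]
orientation: [0.7, 0.028, 0.713, -0.016]
ft_force: [0.2, 0.1, 0.0]
finger_gap: 0.0355
```

Call:
send_rows --motion '[[[0,0,0],0,0.7],[[0,0,0],0,0.4],[[0,0,0],0,0.2],[[0,0,0],0,0.2],[[0,0,0],0,0.2]]'

```text
t: 5.93
position: [0.5053, -0.4278, 0.0442]
orientation: [0.701, 0.027, 0.713, -0.016]
ft_force: [0.1, 0.6, 0.0]
finger_gap: 0.0573
```

Call:
send_rows --motion '[[[-30,0,0],0,0.2],[[-65,0,0],0,0.1],[[-100,0,0],0,0],[[-130,0,0],0,0],[[-135,0,0],0,0]]'

```text
t: 6.35
position: [0.5102, -0.4326, 0.1879]
orientation: [0.704, 0.024, 0.71, -0.02]
ft_force: [1.0, 0.2, 0.7]
finger_gap: 0.0903
```

Run:
```python
from h import *
plan(.4315,-.252,.15); snap('top','t4');snap('side','s4')
crop('top4' if 0 else 't4','t4c',340,165,470,265,6)
```

```text
t 6.35 pos [ 0.5102 -0.4326  0.1879] F [1.  0.2 0.7] gap 0.0903 tilt [-1.     0.006 -0.008] jaw -3.53 j6 -0.72
SHIFT [ 39.7 175.2 -89.4] TURN 0.2 (alt -179.8 ) rows 4.8
```

View pics/s4.png

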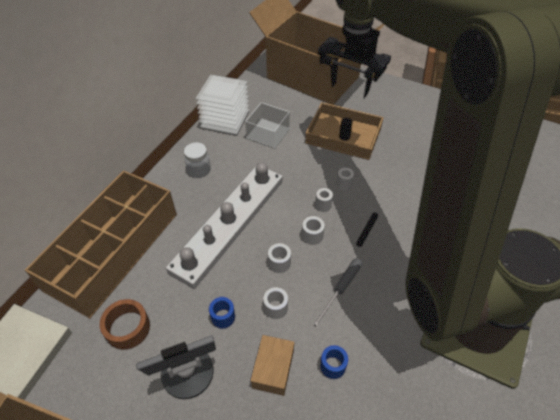

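View pics/t4.png

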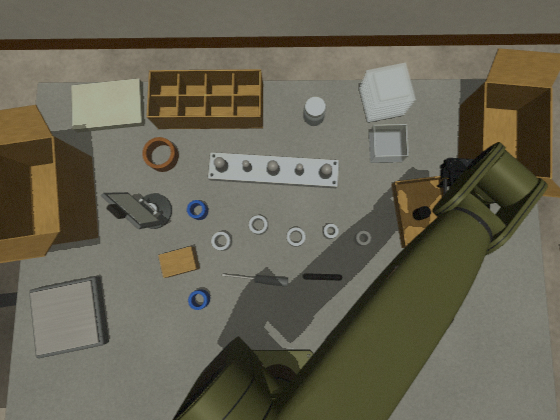

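Call:
send_rows --motion '[[[5,36,-19],0,0],[[10,72,-37],0,0],[[20,108,-55],0,0],[[30,144,-73],0,0],[[40,175,-89],0,0]]'

```text
t: 6.87
position: [0.4278, -0.2477, 0.1424]
orientation: [0.701, 0.027, 0.713, -0.017]
ft_force: [0.2, 0.4, 0.7]
finger_gap: 0.095
```

Run:
```python
from h import *
plan(.431,-.252,.036)
```

```text
t 6.87 pos [ 0.4278 -0.2477  0.1424] F [0.2 0.4 0.7] gap 0.095 tilt [-1.     0.013 -0.017] jaw -3.54 j6 -0.57
SHIFT [106.3  -5.5   5.3] TURN 0.2 (alt -179.8 ) rows 2.6
```

Call:
send_rows --motion '[[[0,0,0],0,0],[[0,0,0],0,0],[[0,0,0],0,0]]'

```text
t: 7.12
position: [0.4274, -0.2476, 0.1413]
orientation: [0.7, 0.027, 0.713, -0.017]
ft_force: [0.1, -0.4, 1.2]
finger_gap: 0.095
```

Run:
```python
from h import *
plan(.431,-.252,.036)
```

```text
t 7.12 pos [ 0.4274 -0.2476  0.1413] F [ 0.1 -0.4  1.2] gap 0.095 tilt [-1.     0.014 -0.018] jaw -3.52 j6 -0.57
SHIFT [105.2  -5.6   5.7] TURN 0.2 (alt -179.8 ) rows 2.5
```

Call:
send_rows --motion '[[[15,-3,3],0,0],[[30,-6,6],0,0],[[45,-6,6],0,0],[[60,-6,6],0,0],[[60,-6,6],0,0]]'

```text
t: 7.53
position: [0.431, -0.2534, 0.0782]
orientation: [0.699, 0.028, 0.714, -0.016]
ft_force: [0.4, 0.4, -0.4]
finger_gap: 0.0951
```

Run:
```python
from h import *
plan(.431,-.252,.036)
```

```text
t 7.53 pos [ 0.431  -0.2534  0.0782] F [ 0.4  0.4 -0.4] gap 0.0951 tilt [-1.     0.016 -0.022] jaw -3.59 j6 -0.58
SHIFT [42.3  0.7  0.9] TURN 0.1 (alt -179.9 ) rows 1.0
```

Call:
send_rows --motion '[[[12,0,1],0,0.3],[[24,0,1],0,0.3],[[36,0,1],0,0.3],[[42,0,1],0,0.3],[[42,0,1],0,0.4]]'

```text
t: 7.95
position: [0.4299, -0.2519, 0.0342]
orientation: [0.698, 0.029, 0.716, -0.015]
ft_force: [-0.6, 0.0, -0.1]
finger_gap: 0.0671
```

Run:
```python
from h import *
plan(.431,-.252,.036); snap('side','s5'); crop('side'if 0 else 's5','s5c',300,120,400,220,6)
```

```text
t 7.95 pos [ 0.4299 -0.2519  0.0342] F [-0.6  0.  -0.1] gap 0.0671 tilt [-1.     0.018 -0.026] jaw -3.59 j6 -0.58
SHIFT [-1.9  0.   1.1] TURN 0.1 (alt -179.9 ) rows 0.1
```

View pics/s5c.png

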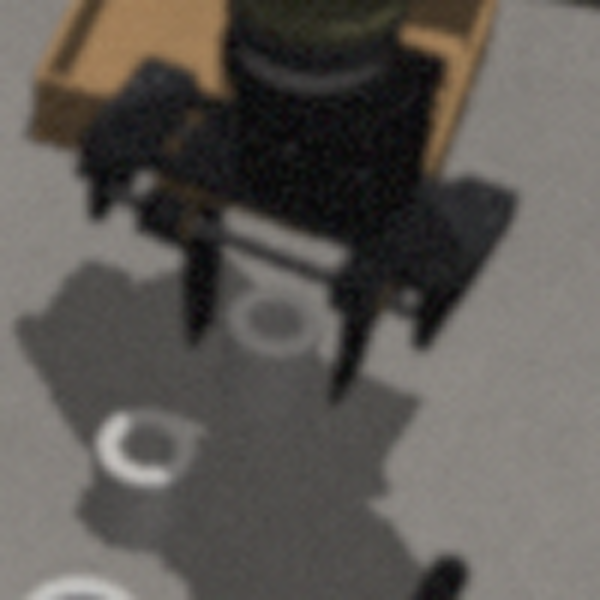

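Call:
send_rows --motion '[[[0,0,1],0,1],[[0,0,1],0,1],[[0,0,1],0,1],[[0,0,1],0,1],[[0,0,1],0,1]]' --squeeze 20

```text
t: 8.42
position: [0.4319, -0.2527, 0.0359]
orientation: [0.699, 0.028, 0.715, -0.016]
ft_force: [0.0, 0.1, 2.4]
finger_gap: 0.0448
```

Call:
send_rows --motion '[[[-25,0,0],0,1],[[-60,0,0],0,1],[[-95,0,0],0,1],[[-120,0,0],0,1],[[-120,0,0],0,1]]'

```text
t: 8.83
position: [0.4378, -0.2571, 0.1628]
orientation: [0.702, 0.026, 0.711, -0.018]
ft_force: [0.9, -0.1, -0.3]
finger_gap: 0.0444
```

Run:
```python
from h import *
plan(.639,-.0647,.155)
```

```text
t 8.83 pos [ 0.4378 -0.2571  0.1628] F [ 0.9 -0.1 -0.3] gap 0.0444 tilt [-1.     0.01  -0.013] jaw -3.59 j6 -0.58
SHIFT [  7.4 204.6 188.9] TURN 0.1 (alt -179.9 ) rows 6.7
```

Call:
send_rows --motion '[[[0,20,18],0,1],[[0,45,41],0,1],[[0,70,64],0,1],[[0,95,87],0,1],[[0,100,92],0,1]]'

```text
t: 9.25
position: [0.5377, -0.1599, 0.1613]
orientation: [0.702, 0.026, 0.711, -0.017]
ft_force: [-1.1, 1.2, -0.1]
finger_gap: 0.0444
```

Call:
send_rows --motion '[[[0,20,18],0,1],[[0,45,41],0,1],[[0,70,64],0,1],[[0,95,87],0,1],[[0,100,92],0,1]]'

```text
t: 9.67
position: [0.6372, -0.0625, 0.1598]
orientation: [0.702, 0.025, 0.711, -0.015]
ft_force: [0.3, 0.2, -1.4]
finger_gap: 0.0448
```

Run:
```python
from h import *
plan(.639,-.0647,.135)
snap('top','t6');snap('side','s6');crop('s6','s6c',190,110,310,210,6)
```

```text
t 9.67 pos [ 0.6372 -0.0625  0.1598] F [ 0.3  0.2 -1.4] gap 0.0448 tilt [-1.     0.014 -0.014] jaw -3.24 j6 -0.13
SHIFT [24.8 -2.5  2.3] TURN 0.5 (alt -179.5 ) rows 0.6
```

View pics/s6c.png

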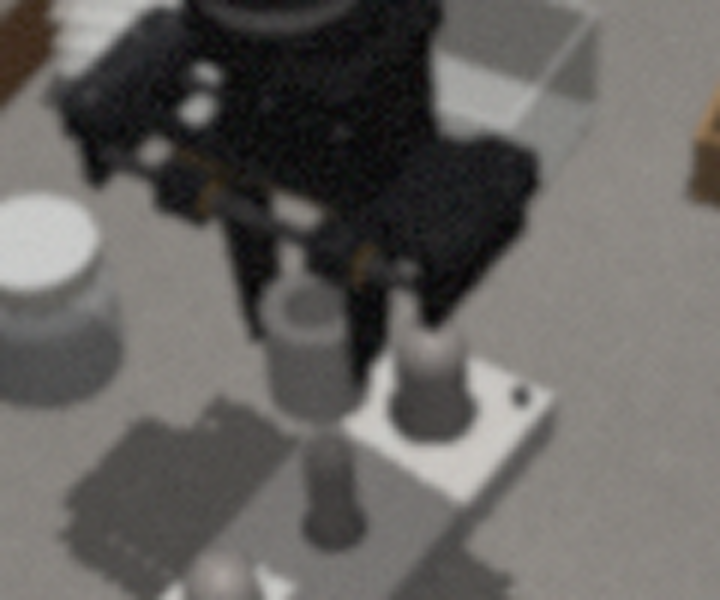

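Call:
send_rows --motion '[[[6,-1,1],0.5,1],[[12,-2,2],0.5,1],[[18,-2,2],0.5,1],[[24,-2,2],0.5,1],[[24,-2,2],0.5,1]]'

```text
t: 10.18
position: [0.6351, -0.067, 0.1333]
orientation: [0.7, 0.028, 0.713, -0.019]
ft_force: [-0.2, -0.6, -1.5]
finger_gap: 0.0449
```

Run:
```python
from h import *
plan(.639,-.0647,.115)
```

```text
t 10.18 pos [ 0.6351 -0.067   0.1333] F [-0.2 -0.6 -1.5] gap 0.0449 tilt [-1.     0.012 -0.019] jaw -3.84 j6 -0.13
SHIFT [18.3  2.3  4. ] TURN -0.1 (alt 179.9 ) rows 0.5
```

Call:
send_rows --motion '[[[0,2,4],0,1],[[0,2,5],0,1],[[0,2,5],0,1],[[0,2,5],0,1]]'

```text
t: 10.52
position: [0.6406, -0.0654, 0.1337]
orientation: [0.7, 0.028, 0.713, -0.019]
ft_force: [0.4, 0.4, -1.5]
finger_gap: 0.0446
```

Run:
```python
from h import *
plan(.639,-.0647,.115)
```

```text
t 10.52 pos [ 0.6406 -0.0654  0.1337] F [ 0.4  0.4 -1.5] gap 0.0446 tilt [-1.     0.012 -0.019] jaw -3.84 j6 -0.13
SHIFT [18.7  0.3 -1.3] TURN -0.1 (alt 179.9 ) rows 0.4
```

Call:
send_rows --motion '[[[5,0,0],0,1],[[10,0,0],0,1],[[15,0,1],0,1],[[18,0,1],0,1],[[18,0,1],0,1]]'

```text
t: 10.93
position: [0.6404, -0.065, 0.114]
orientation: [0.699, 0.028, 0.714, -0.019]
ft_force: [-0.7, 0.6, -0.9]
finger_gap: 0.0448
```

Run:
```python
from h import *
plan(.639,-.0647,.066)
snap('side','s7');crop('s7','s7c',190,110,310,210,6)
```

```text
t 10.93 pos [ 0.6404 -0.065   0.114 ] F [-0.7  0.6 -0.9] gap 0.0448 tilt [-1.     0.013 -0.021] jaw -3.84 j6 -0.13
SHIFT [48.  -0.4 -0.4] TURN -0.1 (alt 179.9 ) rows 1.2
```

View pics/s7c.png

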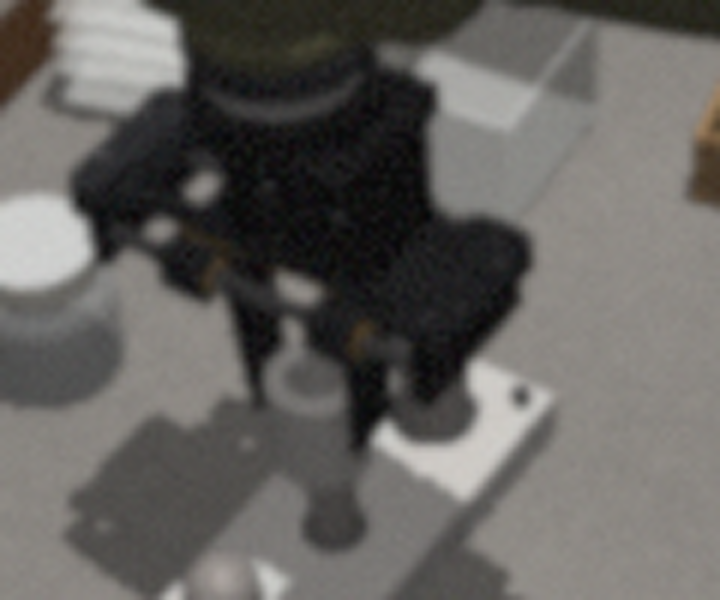

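Call:
send_rows --motion '[[[5,0,0],0,1],[[10,0,0],0,1],[[15,0,0],0,1],[[20,0,0],0,1],[[24,0,1],0,1]]'

```text
t: 11.4
position: [0.64, -0.065, 0.0896]
orientation: [0.698, 0.028, 0.715, -0.019]
ft_force: [-8.0, -1.7, 4.2]
finger_gap: 0.0446
```

Run:
```python
from h import *
plan(.639,-.0647,.066)
```

```text
t 11.4 pos [ 0.64   -0.065   0.0896] F [-8.  -1.7  4.2] gap 0.0446 tilt [-1.     0.012 -0.024] jaw -3.83 j6 -0.13
SHIFT [23.6 -0.  -0.4] TURN -0.1 (alt 179.9 ) rows 0.6
```

Call:
send_rows --motion '[[[4,0,-1],0,1],[[9,0,-1],0,1],[[14,0,-1],0,1],[[19,0,-1],0,1],[[22,0,-1],0,1]]'

```text
t: 11.82
position: [0.6384, -0.0645, 0.0667]
orientation: [0.698, 0.028, 0.715, -0.019]
ft_force: [0.2, 1.2, -1.2]
finger_gap: 0.0447
```

Run:
```python
from h import *
plan(.639,-.0647,.066)
```

```text
t 11.82 pos [ 0.6384 -0.0645  0.0667] F [ 0.2  1.2 -1.2] gap 0.0447 tilt [-1.     0.012 -0.024] jaw -3.83 j6 -0.13
SHIFT [ 0.7 -0.2  0.6] TURN -0.1 (alt 179.9 ) rows 0.0
```

Call:
send_rows --motion '[[[0,0,0],0,0.6],[[0,0,0],0,0.4],[[0,0,0],0,0.3],[[0,0,0],0,0.2],[[0,0,0],0,0.2]]'

```text
t: 12.23
position: [0.6388, -0.0645, 0.0673]
orientation: [0.699, 0.028, 0.715, -0.019]
ft_force: [-0.2, -0.5, 0.0]
finger_gap: 0.0665
```

Call:
send_rows --motion '[[[-25,0,0],0,0.2],[[-60,0,0],0,0.1],[[-95,0,0],0,0],[[-120,0,0],0,0],[[-120,0,0],0,0]]'

```text
t: 12.65
position: [0.6455, -0.0669, 0.196]
orientation: [0.703, 0.027, 0.71, -0.02]
ft_force: [0.1, -0.2, -0.3]
finger_gap: 0.0935
```

Run:
```python
from h import *
plan(.452,-.158,.15)
snap('side','s8');crop('s8','s8c',190,110,310,210,6);snap('top','t8')
```

```text
t 12.65 pos [ 0.6455 -0.0669  0.196 ] F [ 0.1 -0.2 -0.3] gap 0.0935 tilt [-1.     0.011 -0.009] jaw -3.83 j6 -0.13
SHIFT [  46.6 -104.3 -186.5] TURN -0.1 (alt 179.9 ) rows 5.2
```

View pics/s8.png

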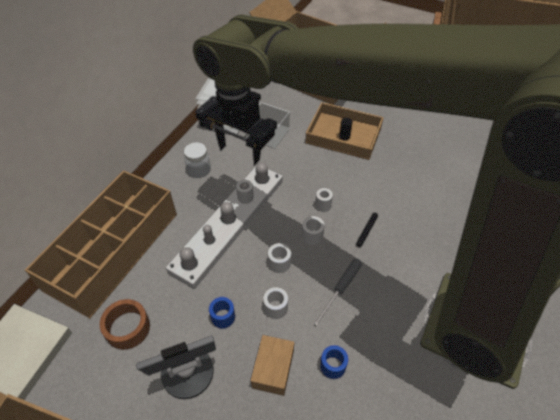

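View pics/s8c.png

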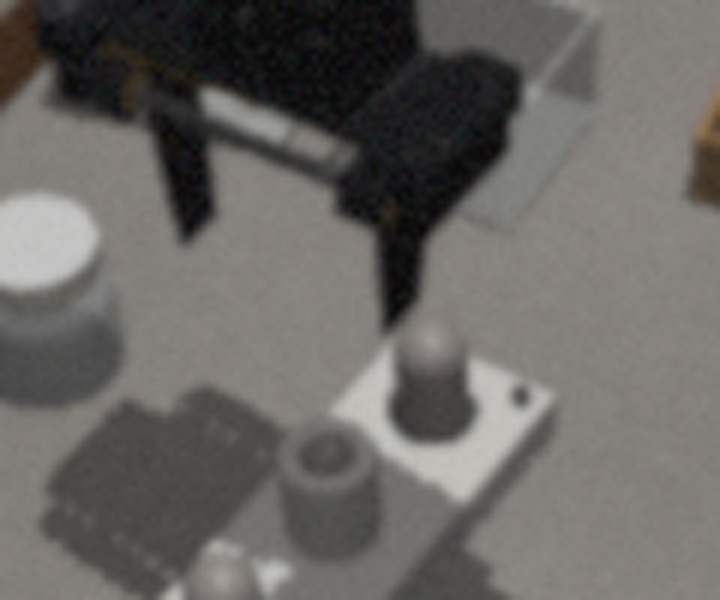

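View pics/t8.png

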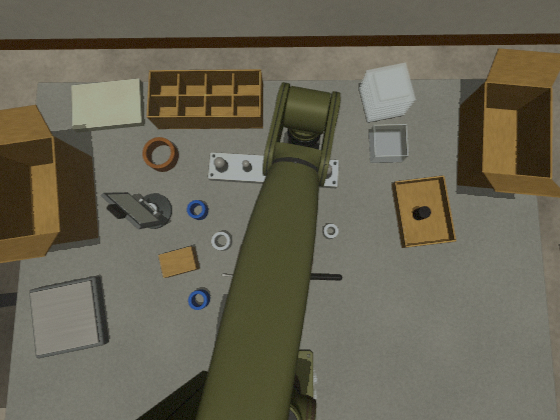

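Call:
send_rows --motion '[[[5,-20,-37],0,0],[[10,-40,-74],0,0],[[15,-62,-111],0,0],[[20,-83,-148],0,0],[[25,-104,-185],0,0]]'

```text
t: 13.17
position: [0.4518, -0.1552, 0.1644]
orientation: [0.699, 0.028, 0.715, -0.018]
ft_force: [0.1, -0.9, 0.3]
finger_gap: 0.095
```

Call:
send_rows --motion '[[[0,0,0],0,0],[[0,0,0],0,0]]'

```text
t: 13.33
position: [0.4488, -0.155, 0.1615]
orientation: [0.697, 0.03, 0.716, -0.019]
ft_force: [0.1, 0.7, 0.4]
finger_gap: 0.0951
```

Run:
```python
from h import *
plan(.452,-.158,.036)
```

```text
t 13.33 pos [ 0.4488 -0.155   0.1615] F [0.1 0.7 0.4] gap 0.0951 tilt [-1.     0.015 -0.027] jaw -3.93 j6 -0.38
SHIFT [125.3  -4.6   6.8] TURN -0.2 (alt 179.8 ) rows 3.0
```

Call:
send_rows --motion '[[[18,-1,2],0,0],[[36,-2,4],0,0.1],[[54,-3,6],0,0.2],[[68,-4,7],0,0.3],[[72,-4,7],0,0.3]]'

```text
t: 13.75
position: [0.4528, -0.157, 0.086]
orientation: [0.696, 0.03, 0.718, -0.018]
ft_force: [-0.3, 0.2, 0.1]
finger_gap: 0.074
```

Run:
```python
from h import *
plan(.452,-.158,.036)
```

```text
t 13.75 pos [ 0.4528 -0.157   0.086 ] F [-0.3  0.2  0.1] gap 0.074 tilt [-0.999  0.017 -0.032] jaw -3.88 j6 -0.38
SHIFT [50.  -2.   0.8] TURN -0.2 (alt 179.8 ) rows 1.2
```

Call:
send_rows --motion '[[[12,-1,0],0,0.3],[[24,-1,1],0,0.3],[[36,-2,1],0,0.3],[[46,-2,1],0,0.3],[[48,-2,1],0,0.3]]'

```text
t: 14.17
position: [0.451, -0.1573, 0.0358]
orientation: [0.694, 0.031, 0.719, -0.017]
ft_force: [-1.2, -0.2, 0.0]
finger_gap: 0.0667
```

Run:
```python
from h import *
plan(.452,-.158,.036); snap('side','s9'); crop('s9','s9c',270,140,370,240,6)
```

```text
t 14.17 pos [ 0.451  -0.1573  0.0358] F [-1.2 -0.2  0. ] gap 0.0667 tilt [-0.999  0.019 -0.035] jaw -3.86 j6 -0.39
SHIFT [-0.3 -0.6  1. ] TURN -0.2 (alt 179.8 ) rows 0.0
```

View pics/s9c.png

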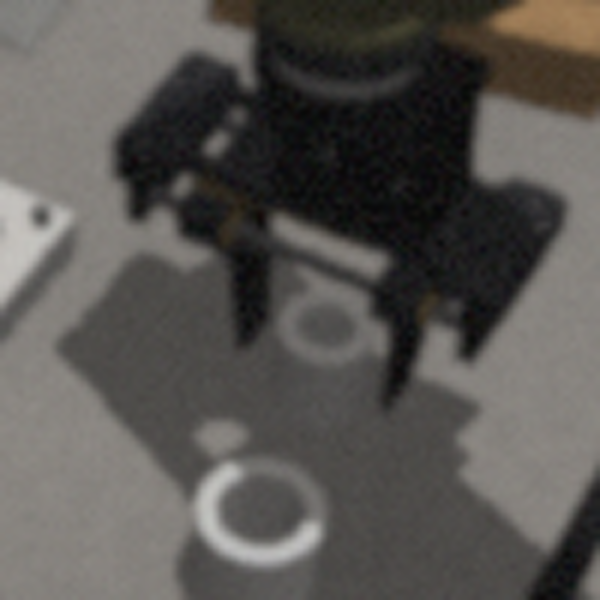

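Call:
send_rows --motion '[[[0,0,1],0,1],[[0,0,1],0,1],[[0,0,1],0,1],[[0,0,1],0,1],[[0,0,1],0,1]]' --squeeze 20

```text
t: 14.63
position: [0.4527, -0.1578, 0.037]
orientation: [0.695, 0.031, 0.718, -0.017]
ft_force: [-1.4, -0.9, 2.1]
finger_gap: 0.0455
```

Call:
send_rows --motion '[[[-35,0,0],0,1],[[-75,0,0],0,1],[[-115,0,0],0,1]]'

```text
t: 14.88
position: [0.4554, -0.1597, 0.1523]
orientation: [0.694, 0.031, 0.719, -0.017]
ft_force: [0.7, -0.5, -0.8]
finger_gap: 0.0451
```

Run:
```python
from h import *
plan(.6485,.0955,.155)
```

```text
t 14.88 pos [ 0.4554 -0.1597  0.1523] F [ 0.7 -0.5 -0.8] gap 0.0451 tilt [-0.999  0.019 -0.036] jaw -3.87 j6 -0.38
SHIFT [ -4.  267.7 175.3] TURN -0.2 (alt 179.8 ) rows 7.7
```

Call:
send_rows --motion '[[[-10,0,0],0,1],[[-10,0,0],0,1]]'

```text
t: 15.05
position: [0.4583, -0.1611, 0.1671]
orientation: [0.697, 0.03, 0.716, -0.018]
ft_force: [0.3, 0.1, -0.7]
finger_gap: 0.0453
```

Run:
```python
from h import *
plan(.6485,.0955,.155)
```

```text
t 15.05 pos [ 0.4583 -0.1611  0.1671] F [ 0.3  0.1 -0.7] gap 0.0453 tilt [-1.     0.015 -0.027] jaw -3.88 j6 -0.38
SHIFT [ 11.5 268.7 172.7] TURN -0.2 (alt 179.8 ) rows 7.7
```

Call:
send_rows --motion '[[[0,30,20],0,1],[[0,63,41],0,1],[[0,98,63],0,1],[[0,133,86],0,1],[[0,138,89],0,1]]'

```text
t: 15.47
position: [0.5576, -0.025, 0.1641]
orientation: [0.696, 0.029, 0.717, -0.016]
ft_force: [-0.5, -0.0, -0.8]
finger_gap: 0.0456
```

Call:
send_rows --motion '[[[0,30,19],0,1],[[0,60,38],0,1],[[0,95,61],0,1],[[0,127,81],0,1],[[0,129,83],0,1]]'

```text
t: 15.88
position: [0.6495, 0.1028, 0.1606]
orientation: [0.695, 0.029, 0.718, -0.014]
ft_force: [-0.6, -0.3, -1.0]
finger_gap: 0.0454
```

Run:
```python
from h import *
plan(.6485,.0955,.135)
```

```text
t 15.88 pos [0.6495 0.1028 0.1606] F [-0.6 -0.3 -1. ] gap 0.0454 tilt [-0.999  0.02  -0.032] jaw -3.43 j6 0.12
SHIFT [25.5 -7.9  0.2] TURN 0.3 (alt -179.7 ) rows 0.6
```

Call:
send_rows --motion '[[[-30,-3,0],0,1],[[-60,-6,0],0,1],[[-70,-8,0],0,1],[[-70,-8,0],0,1]]'

```text
t: 16.22
position: [0.6524, 0.0927, 0.2325]
orientation: [0.697, 0.029, 0.716, -0.014]
ft_force: [0.9, 0.2, -0.8]
finger_gap: 0.0453
```

Run:
```python
from h import *
plan(.6485,.0955,.135);snap('side','s10');crop('s10','s10c',150,140,270,240,6)
```

```text
t 16.22 pos [0.6524 0.0927 0.2325] F [ 0.9  0.2 -0.8] gap 0.0453 tilt [-0.999  0.02  -0.028] jaw -3.47 j6 0.11
SHIFT [97.6  0.7 -1.3] TURN 0.2 (alt -179.8 ) rows 2.3
```

View pics/s10c.png

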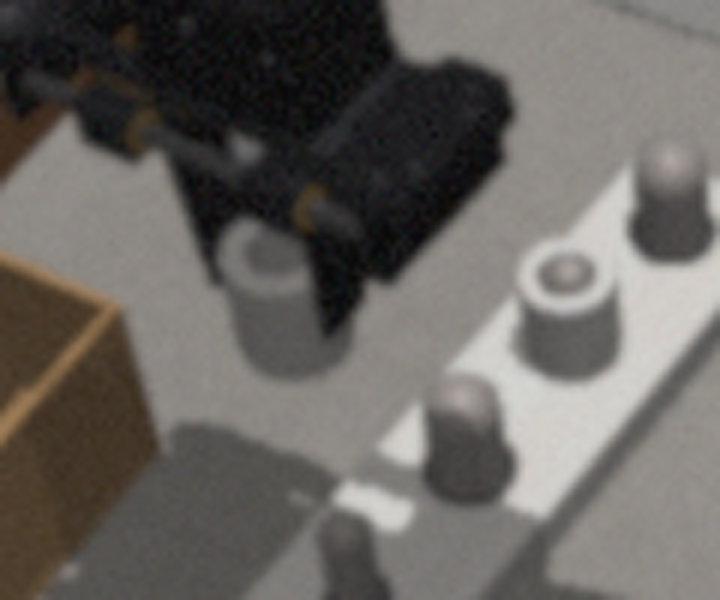

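Call:
send_rows --motion '[[[16,0,0],0,1],[[34,1,0],0,1],[[52,1,0],0,1],[[66,1,0],0,1],[[70,1,0],0,1]]'

```text
t: 16.68
position: [0.646, 0.0948, 0.1542]
orientation: [0.693, 0.029, 0.721, -0.015]
ft_force: [-1.2, 0.2, -1.2]
finger_gap: 0.0452
```

Run:
```python
from h import *
plan(.6485,.0955,.13)
```

```text
t 16.68 pos [0.646  0.0948 0.1542] F [-1.2  0.2 -1.2] gap 0.0452 tilt [-0.999  0.018 -0.04 ] jaw -3.5 j6 0.11
SHIFT [24.1  0.4  3.4] TURN 0.2 (alt -179.8 ) rows 0.6
```

Call:
send_rows --motion '[[[-10,0,3],0,1],[[-10,0,3],0,1],[[-10,0,3],0,1],[[-10,0,3],0,1],[[-10,0,3],0,1]]'

```text
t: 17.1
position: [0.6501, 0.0944, 0.1655]
orientation: [0.693, 0.029, 0.72, -0.015]
ft_force: [0.3, 0.1, -1.3]
finger_gap: 0.0451
```

Run:
```python
from h import *
plan(.6485,.0955,.13)
for i in range(6): robot.get_image('top'); print(robot.sense()['position'])
plan(.6485,.0955,.13)
```

```text
t 17.1 pos [0.6501 0.0944 0.1655] F [ 0.3  0.1 -1.3] gap 0.0451 tilt [-0.999  0.019 -0.038] jaw -3.5 j6 0.11
SHIFT [35.6  0.3 -0.4] TURN 0.2 (alt -179.8 ) rows 0.9
[0.64995014 0.09437749 0.16520842]
[0.64977463 0.09438677 0.16492725]
[0.64962471 0.0944435  0.16470479]
[0.64952484 0.0944154  0.16449812]
[0.64947325 0.09441001 0.16434296]
[0.64941148 0.09438533 0.16425386]
t 17.4 pos [0.6494 0.0944 0.1643] F [ 0.5  0.5 -0.7] gap 0.0455 tilt [-0.999  0.018 -0.04 ] jaw -3.5 j6 0.11
SHIFT [34.3  0.4  0.4] TURN 0.2 (alt -179.8 ) rows 0.8
```

Call:
send_rows --motion '[[[-41,0,0],0,1],[[-82,0,0],0,1],[[-110,0,0],0,1],[[-110,0,0],0,1]]'

```text
t: 17.73
position: [0.6571, 0.0923, 0.2838]
orientation: [0.698, 0.029, 0.716, -0.014]
ft_force: [0.7, -0.1, -0.6]
finger_gap: 0.0454
```

Call:
send_rows --motion '[[[0,0,0],0,1]]'

```text
t: 17.82
position: [0.6574, 0.0923, 0.2846]
orientation: [0.698, 0.029, 0.715, -0.014]
ft_force: [0.2, -0.2, -2.9]
finger_gap: 0.0456
```

```bash
cat >> h.py <<'E'
def settle(n=9):
    for i in range(n): robot.get_image('top')
E
python3 - <<'E'
from h import *
settle();plan(.6485,.0955,.18)
E
```

```text
t 18.27 pos [0.6567 0.0922 0.2823] F [ 0.8 -0.8 -0.7] gap 0.0453 tilt [-0.999  0.02  -0.028] jaw -3.5 j6 0.11
SHIFT [102.5   0.7  -5.5] TURN 0.2 (alt -179.8 ) rows 2.5
```

Now down with settle, tracking the same fixed target.

Call:
send_rows --motion '[[[35,0,-2],0,1],[[70,1,-4],0,1],[[102,1,-5],0,1],[[102,1,-5],0,1],[[102,1,-5],0,1]]'

```text
t: 18.68
position: [0.6474, 0.0957, 0.1779]
orientation: [0.695, 0.029, 0.718, -0.015]
ft_force: [0.6, -0.4, -0.1]
finger_gap: 0.0449
```

Run:
```python
from h import *
settle(10);plan(.6485,.0955,.13)
```

```text
t 19.18 pos [0.6494 0.0957 0.1814] F [-0.7 -0.9 -1.2] gap 0.0454 tilt [-0.999  0.02  -0.027] jaw -3.5 j6 0.11
SHIFT [51.4 -1.3  0.5] TURN 0.2 (alt -179.8 ) rows 1.2
```

Call:
send_rows --motion '[[[25,-1,0],0,1],[[51,-1,0],0,1],[[51,-1,0],0,1],[[51,-1,0],0,1]]'

```text
t: 19.52
position: [0.6465, 0.0958, 0.1286]
orientation: [0.696, 0.029, 0.717, -0.014]
ft_force: [0.5, 1.2, -0.7]
finger_gap: 0.0453
```

Run:
```python
from h import *
settle(8);plan(.649,.0955,.105);snap('side','s11');crop('s11','s11c',150,180,250,260,8)
```

```text
t 19.92 pos [0.6486 0.0959 0.1317] F [ 0.4  0.5 -1.5] gap 0.0452 tilt [-0.999  0.02  -0.025] jaw -3.5 j6 0.11
SHIFT [26.6 -0.9  1.1] TURN 0.2 (alt -179.8 ) rows 0.6
```

View pics/s11c.png

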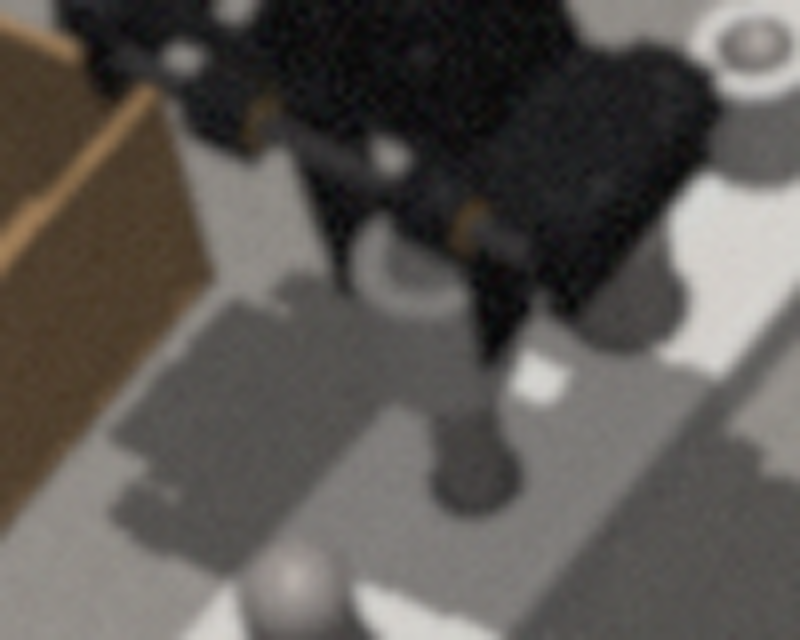

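Run:
```python
from h import *
b=ray('side',176.3,215.3,0);print(b)
for z in(.04,.05,.06,.07,.08): print(z,ray('side',168.6,190.8,z))
print(ray('top',263,128,0.06),ray('top',263,128,0))
```

```text
[0.78446471 0.0531089  0.        ]
0.04 [0.82708477 0.01679316 0.04      ]
0.05 [0.82034203 0.02288067 0.05      ]
0.06 [0.81359929 0.02896817 0.06      ]
0.07 [0.80685655 0.03505568 0.07      ]
0.08 [0.80011381 0.04114319 0.08      ]
[0.76467389 0.04596958 0.06      ] [0.78666685 0.05047086 0.        ]
```

Call:
send_rows --motion '[[[6,-1,1],0,1],[[12,-1,1],0,1],[[18,-1,1],0,1],[[24,-1,1],0,1],[[27,-1,1],0,1]]'

```text
t: 20.38
position: [0.6477, 0.0954, 0.1023]
orientation: [0.697, 0.029, 0.716, -0.014]
ft_force: [-0.5, 0.2, -1.0]
finger_gap: 0.0452
```

Run:
```python
from h import *
settle(8);plan(.649,.0955,.067)
```

```text
t 20.78 pos [0.649  0.0955 0.1048] F [-0.4  0.1 -1.5] gap 0.0453 tilt [-0.999  0.02  -0.025] jaw -3.5 j6 0.11
SHIFT [37.8 -0.7  1. ] TURN 0.2 (alt -179.8 ) rows 0.9
```

Call:
send_rows --motion '[[[6,0,0],0,1],[[12,0,0],0,1],[[18,0,0],0,1],[[22,0,0],0,1]]'

```text
t: 21.12
position: [0.648, 0.0957, 0.0814]
orientation: [0.698, 0.029, 0.716, -0.014]
ft_force: [1.2, -1.2, -0.3]
finger_gap: 0.0451
```

Run:
```python
from h import *
settle(5);plan(.649,.0955,.067)
```

```text
t 21.37 pos [0.6484 0.0958 0.0826] F [ 0.1 -1.6 -1.8] gap 0.0453 tilt [-0.999  0.02  -0.025] jaw -3.5 j6 0.11
SHIFT [15.6 -0.6  1. ] TURN 0.2 (alt -179.8 ) rows 0.4
```

Call:
send_rows --motion '[[[5,0,0],0,1],[[10,0,0],0,1],[[15,0,0],0,1],[[15,0,0],0,1]]'

```text
t: 21.7
position: [0.6484, 0.0959, 0.067]
orientation: [0.698, 0.029, 0.715, -0.014]
ft_force: [2.4, -2.0, -1.4]
finger_gap: 0.0454
```

Call:
send_rows --motion '[[[0,0,0],0,0.6],[[0,0,0],0,0.4],[[0,0,0],0,0.3],[[0,0,0],0,0.2],[[0,0,0],0,0.2]]'

```text
t: 22.12
position: [0.6482, 0.0961, 0.067]
orientation: [0.698, 0.029, 0.715, -0.014]
ft_force: [-0.3, -0.5, 0.1]
finger_gap: 0.067
```

Call:
send_rows --motion '[[[-35,0,0],0,0.2],[[-75,0,0],0,0.1],[[-115,0,0],0,0],[[-130,0,0],0,0],[[-130,0,0],0,0]]'

```text
t: 22.53
position: [0.6545, 0.0936, 0.204]
orientation: [0.702, 0.029, 0.711, -0.014]
ft_force: [0.4, 0.1, 0.1]
finger_gap: 0.0935
```

Call:
send_rows --motion '[[[0,0,0],0,0]]'

```text
t: 22.62
position: [0.6541, 0.0937, 0.2035]
orientation: [0.702, 0.029, 0.711, -0.014]
ft_force: [0.6, 0.0, -0.7]
finger_gap: 0.0947
```

Run:
```python
from h import *
settle(6);plan(.435,-.054,.14)
snap('side','s12');snap('top','t12')
```

```text
t 22.92 pos [0.6535 0.0936 0.2017] F [-0.6  0.4  0.2] gap 0.0951 tilt [-1.     0.021 -0.017] jaw -3.49 j6 0.11
SHIFT [  61.8 -162.  -208. ] TURN 0.2 (alt -179.8 ) rows 6.5
```

View pics/s12.png

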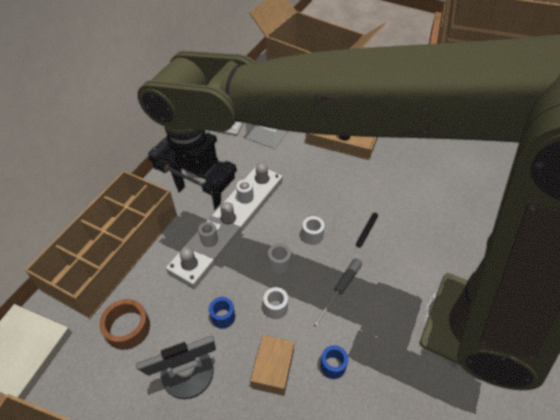

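View pics/t12.png

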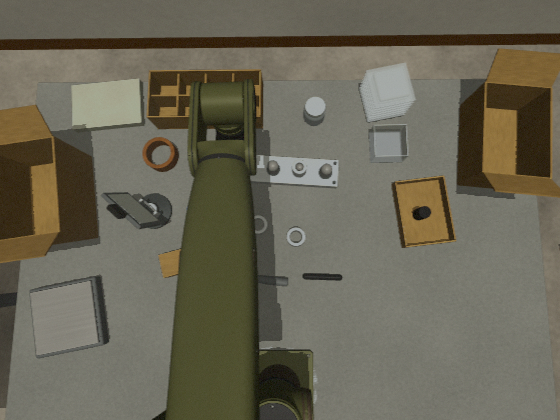

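Call:
send_rows --motion '[[[5,-22,-28],0,0],[[10,-45,-57],0,0],[[15,-68,-87],0,0],[[20,-88,-112],0,0],[[20,-92,-118],0,0]]'

```text
t: 23.43
position: [0.526, 0.0078, 0.1798]
orientation: [0.7, 0.03, 0.714, -0.015]
ft_force: [-0.8, 0.7, 0.1]
finger_gap: 0.0947
```

Run:
```python
from h import *
settle(9);plan(.435,-.054,.14)
```

```text
t 23.88 pos [0.531  0.0099 0.1825] F [ 1.1  0.1 -0. ] gap 0.0954 tilt [-1.     0.021 -0.016] jaw -3.44 j6 -0.04
SHIFT [ 42.4 -70.5 -91.3] TURN 0.3 (alt -179.7 ) rows 2.9
```

Call:
send_rows --motion '[[[14,-22,-30],0,0],[[28,-45,-60],0,0],[[42,-70,-91],0,0],[[42,-70,-91],0,0],[[42,-70,-91],0,0]]'

```text
t: 24.3
position: [0.4336, -0.0537, 0.1389]
orientation: [0.701, 0.03, 0.713, -0.014]
ft_force: [0.8, 0.4, 0.9]
finger_gap: 0.0951
```

Run:
```python
from h import *
settle(8);plan(.435,-.0542,.036); snap('side','s13')
im=cv2.imread('pics/s13.png')
```

```text
t 24.7 pos [ 0.4363 -0.0532  0.1411] F [-0.3 -0.1 -0.7] gap 0.095 tilt [-1.     0.021 -0.014] jaw -3.39 j6 -0.2
SHIFT [105.1  -3.3   0.3] TURN 0.3 (alt -179.7 ) rows 2.5
```

View pics/s13.png

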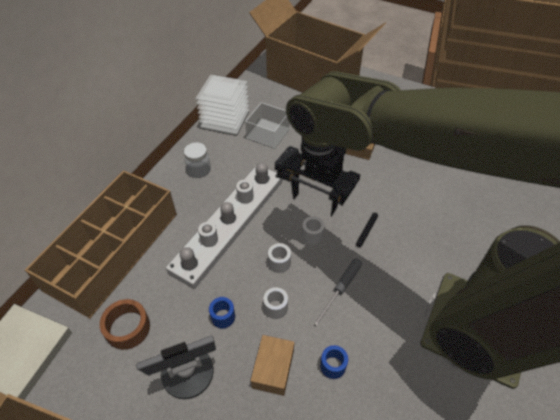

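Call:
send_rows --motion '[[[28,-1,0],0,0],[[56,-2,0],0,0],[[84,-3,0],0,0],[[103,-3,0],0,0],[[103,-3,0],0,0.1]]'

```text
t: 25.17
position: [0.431, -0.0529, 0.0336]
orientation: [0.699, 0.029, 0.715, -0.013]
ft_force: [-0.7, 0.6, -0.7]
finger_gap: 0.0923
```

Run:
```python
from h import *
settle(9);plan(.435,-.0542,.036)
```

```text
t 25.62 pos [ 0.4354 -0.0542  0.0391] F [-0.7  0.   0.4] gap 0.0855 tilt [-1.     0.021 -0.013] jaw -3.39 j6 -0.21
SHIFT [ 3.1 -0.1 -0.3] TURN 0.3 (alt -179.7 ) rows 0.1
```

Call:
send_rows --motion '[[[2,0,0],0,1],[[2,0,0],0,1],[[2,0,0],0,1],[[2,0,0],0,1],[[2,0,0],0,1]]' --squeeze 20

```text
t: 26.03
position: [0.4353, -0.0541, 0.037]
orientation: [0.702, 0.029, 0.711, -0.013]
ft_force: [-0.1, 0.4, 0.2]
finger_gap: 0.0575
```

Call:
send_rows --motion '[[[0,0,0],0,1],[[0,0,0],0,1]]'

```text
t: 26.2
position: [0.4351, -0.0541, 0.037]
orientation: [0.702, 0.029, 0.711, -0.013]
ft_force: [-1.3, -0.3, 0.4]
finger_gap: 0.0546
```

Run:
```python
from h import *
plan(.634,-.1447,.16)
```

```text
t 26.2 pos [ 0.4351 -0.0541  0.037 ] F [-1.3 -0.3  0.4] gap 0.0546 tilt [-1.     0.021 -0.013] jaw -3.39 j6 -0.21
SHIFT [-127.3  -76.   202.2] TURN 0.3 (alt -179.7 ) rows 6.0
```

Call:
send_rows --motion '[[[-30,0,0],0,1],[[-65,0,0],0,1],[[-100,0,0],0,1],[[-120,0,0],0,1],[[-120,0,0],0,1]]'

```text
t: 26.62
position: [0.4397, -0.0576, 0.1623]
orientation: [0.706, 0.028, 0.708, -0.014]
ft_force: [0.7, 0.0, -1.6]
finger_gap: 0.0543
```

Run:
```python
from h import *
settle(8);plan(.634,-.1447,.16);snap('side','s14');crop('s14','s14c',250,120,370,240,6)
```

```text
t 27.02 pos [ 0.4355 -0.0564  0.1551] F [-0.7  0.7 -2.3] gap 0.055 tilt [-1.     0.022 -0.017] jaw -3.39 j6 -0.21
SHIFT [-10.  -76.2 203.2] TURN 0.3 (alt -179.7 ) rows 5.2
```

View pics/s14c.png

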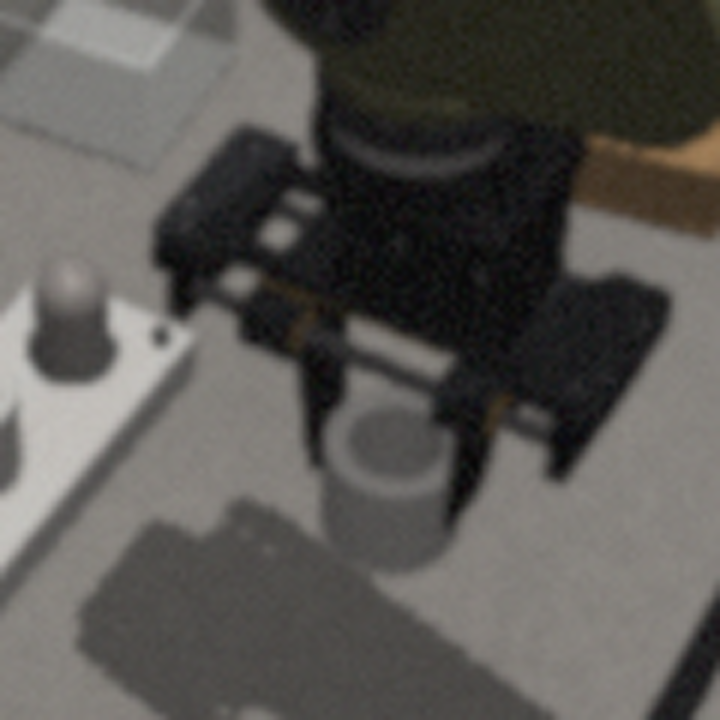

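Run:
```python
from h import *
p=robot.sense()['position']
print(250+388.5/6-.5,120+440.5/6-.5)
for dy in(-.006,0,.006): print(dy,proj('side',(p[0],p[1]+dy,p[2]+.013)))
print('bottom',proj('side',(p[0],p[1],p[2]-.037)))
```

```text
314.25 192.91666666666669
-0.006 [316.50375289 191.3186741 ]
0 [315.40033931 193.07644288]
0.006 [314.29024792 194.84484959]
bottom [314.26853046 206.58165168]
```

Call:
send_rows --motion '[[[0,-15,38],0,1],[[-1,-29,76],0,1],[[-3,-43,114],0,1],[[-5,-57,152],0,1],[[-5,-60,160],0,1]]'

```text
t: 27.48
position: [0.5962, -0.1282, 0.1555]
orientation: [0.702, 0.029, 0.712, -0.014]
ft_force: [-0.6, -0.4, -1.6]
finger_gap: 0.0545
```

Run:
```python
from h import *
settle(8);plan(.634,-.1447,.14)
```

```text
t 27.88 pos [ 0.591  -0.1254  0.1567] F [ 0.1  0.1 -2.1] gap 0.0542 tilt [-1.     0.022 -0.016] jaw -3.37 j6 -0.25
SHIFT [ 15.6 -17.1  44.4] TURN 0.3 (alt -179.7 ) rows 1.2
```

Call:
send_rows --motion '[[[4,-6,15],0,1],[[8,-12,30],0,1],[[12,-17,44],0,1],[[14,-17,44],0,1]]'

```text
t: 28.22
position: [0.6346, -0.145, 0.1418]
orientation: [0.702, 0.028, 0.712, -0.013]
ft_force: [0.1, -0.4, -2.0]
finger_gap: 0.0546
```

Run:
```python
from h import *
settle(9);plan(.634,-.1447,.115);snap('side','s15');crop('s15','s15c',200,100,320,200,6)
```

```text
t 28.67 pos [ 0.6335 -0.1444  0.1421] F [ 0.1  0.2 -2.9] gap 0.0547 tilt [-1.     0.021 -0.016] jaw -3.36 j6 -0.26
SHIFT [27.1 -0.8  1. ] TURN 0.3 (alt -179.7 ) rows 0.6
```

View pics/s15c.png

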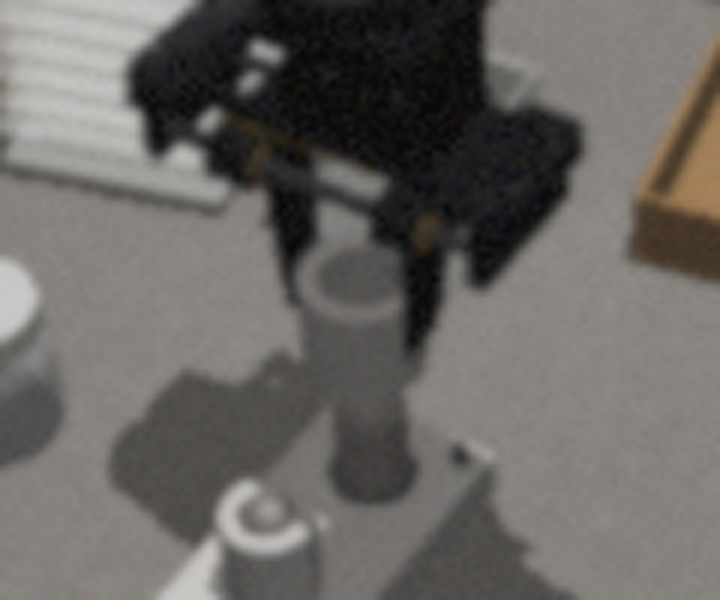

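Call:
send_rows --motion '[[[7,0,0],0,1],[[14,-1,1],0,1],[[21,-1,1],0,1],[[27,-1,1],0,1],[[27,-1,1],0,1]]'

```text
t: 29.13
position: [0.6326, -0.1445, 0.1122]
orientation: [0.7, 0.029, 0.713, -0.013]
ft_force: [0.8, -0.0, -2.5]
finger_gap: 0.0545
```

Run:
```python
from h import *
settle(7);plan(.634,-.1447,.068)
```

```text
t 29.48 pos [ 0.6345 -0.145   0.1156] F [ 0.9 -0.3 -1.7] gap 0.0548 tilt [-1.     0.021 -0.015] jaw -3.36 j6 -0.26
SHIFT [47.6 -0.7  0.2] TURN 0.3 (alt -179.7 ) rows 1.1
```

Call:
send_rows --motion '[[[6,0,0],0,1],[[12,0,0],0,1],[[18,0,0],0,1],[[24,0,0],0,1]]'

```text
t: 29.82
position: [0.6339, -0.1444, 0.0906]
orientation: [0.702, 0.029, 0.712, -0.013]
ft_force: [0.1, 0.8, -1.8]
finger_gap: 0.0551
```

Run:
```python
from h import *
settle(5);plan(.634,-.1447,.068)
```

```text
t 30.07 pos [ 0.6342 -0.1445  0.0915] F [-0.3  0.1 -2.4] gap 0.0547 tilt [-1.     0.021 -0.015] jaw -3.36 j6 -0.26
SHIFT [23.5 -0.7  0.1] TURN 0.3 (alt -179.7 ) rows 0.6
```

Call:
send_rows --motion '[[[6,0,0],0,1],[[12,0,0],0,1],[[18,0,0],0,1],[[23,0,0],0,1],[[23,0,0],0,1]]'

```text
t: 30.48
position: [0.6337, -0.1439, 0.0673]
orientation: [0.702, 0.029, 0.712, -0.013]
ft_force: [1.1, 0.1, -2.3]
finger_gap: 0.0546
```

Call:
send_rows --motion '[[[0,0,0],0,0.4],[[0,0,0],0,0.2],[[0,0,0],0,0.1],[[0,0,0],0,0],[[0,0,0],0,0]]'

```text
t: 30.9
position: [0.6341, -0.144, 0.0679]
orientation: [0.702, 0.029, 0.711, -0.013]
ft_force: [-0.4, 0.4, -0.1]
finger_gap: 0.0781
```

Call:
send_rows --motion '[[[-35,0,0],0,0],[[-75,0,0],0,0],[[-115,0,0],0,0],[[-125,0,0],0,0],[[-125,0,0],0,0]]'

```text
t: 31.32
position: [0.6387, -0.1476, 0.1992]
orientation: [0.706, 0.027, 0.708, -0.014]
ft_force: [-0.2, 0.1, -0.6]
finger_gap: 0.095
```

Run:
```python
from h import *
settle(6);plan(.4716,.059,.15);snap('side','s16');snap('top','t16')
```

```text
t 31.62 pos [ 0.6344 -0.1463  0.1897] F [-1.  -0.9  0.6] gap 0.0952 tilt [-1.     0.023 -0.019] jaw -3.36 j6 -0.26
SHIFT [  47.4  194.3 -173.8] TURN 0.3 (alt -179.7 ) rows 6.4
```

View pics/s16.png

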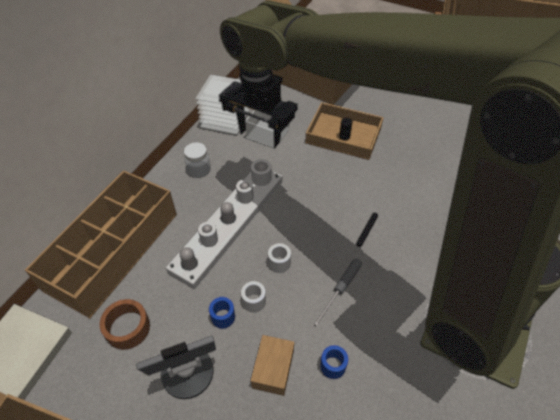

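View pics/t16.png

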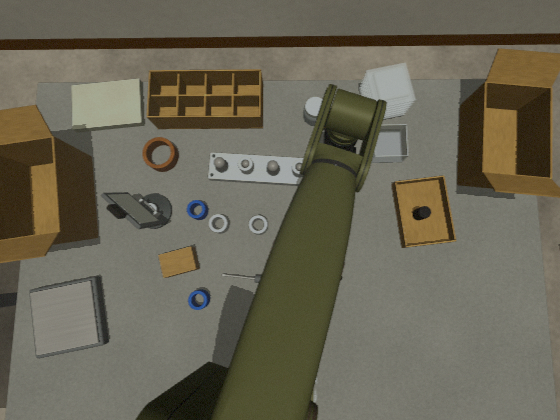

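```bash
cat >> h.py <<'E'
def sleeves(tag,n):
    im=cv2.imread(f'pics/{tag}.png'); g=cv2.resize(im.min(2),None,fx=4,fy=4,interpolation=cv2.INTER_CUBIC)
    nn,l,s,c=cv2.connectedComponentsWithStats((g>140).astype(np.uint8))
    for i in range(1,nn):
        if 400<s[i,4]<6000 and s[i,2]<120 and s[i,3]<120:
            cnt=max(cv2.findContours((l==i).astype(np.uint8),0,1)[0],key=cv2.contourArea)
            if len(cnt)<5: continue
            x,y,w,h=cv2.boundingRect(cv2.convexHull(cnt)); e=cv2.fitEllipse(cv2.convexHull(cnt))
            u,v=(e[0][0]+.5)/4-.5,(e[0][1]+.5)/4-.5
            P=ray(n,u,v,.05)
            if .3<P[0]<.7 and abs(P[1])<.35: print(n,round(u,1),round(v,1),'size',np.round(np.array(e[1])/4,1),np.round(P[:2],4))
E
python3 - <<'E'
from h import *
sleeves('t16','top');sleeves('s16','side');print();sleeves('top0','top');sleeves('side0','side')
E
```

```text
top 217.3 222.8 size [17.8 18.2] [0.4758 0.1804]
top 257.5 224.0 size [17.8 18.2] [0.4719 0.0608]
side 243.2 185.8 size [11.9 14.9] [ 0.6539 -0.0838]
side 279.1 252.3 size [20.  23.8] [0.4708 0.0578]
side 252.8 291.3 size [22.4 25.1] [0.4745 0.1777]

top 257.5 224.0 size [17.6 18. ] [0.4718 0.0608]
top 330.8 230.4 size [13.8 14.1] [ 0.4526 -0.1556]
top 295.6 236.3 size [17.8 18.3] [ 0.4353 -0.0521]
top 363.3 237.5 size [14.  14.2] [ 0.4317 -0.2504]
top 220.0 240.5 size [17.8 18.3] [0.4233 0.1712]
side 345.6 172.8 size [11.9 16.1] [ 0.4304 -0.2537]
side 324.1 193.7 size [12.8 16.6] [ 0.4513 -0.1587]
side 313.1 224.4 size [18.1 22.4] [ 0.4343 -0.0548]
side 279.1 252.3 size [19.8 23.5] [0.4708 0.0579]
side 275.4 297.8 size [22.7 25.1] [0.4219 0.1682]
```

Call:
send_rows --motion '[[[5,25,-23],0,0],[[10,55,-50],0,0],[[15,85,-76],0,0],[[20,112,-100],0,0],[[20,115,-103],0,0]]'

```text
t: 32.13
position: [0.5342, -0.0215, 0.1722]
orientation: [0.699, 0.028, 0.715, -0.011]
ft_force: [0.3, 0.3, -0.2]
finger_gap: 0.0953
```

Run:
```python
from h import *
settle(8);plan(.4715,.0593,.14)
```

```text
t 32.53 pos [ 0.5394 -0.0261  0.1752] F [ 0.7 -0.2  0.1] gap 0.0951 tilt [-1.     0.022 -0.017] jaw -3.44 j6 -0.1
SHIFT [ 38.2  80.4 -72.2] TURN 0.3 (alt -179.7 ) rows 2.7
```

Call:
send_rows --motion '[[[13,27,-24],0,0],[[26,54,-48],0,0],[[38,80,-72],0,0],[[38,80,-72],0,0]]'

```text
t: 32.87
position: [0.4671, 0.0614, 0.1366]
orientation: [0.698, 0.029, 0.715, -0.012]
ft_force: [0.0, -0.6, -1.0]
finger_gap: 0.0949
```

Run:
```python
from h import *
settle(9);plan(.4715,.0593,.037)
```

```text
t 33.32 pos [0.4726 0.0582 0.1407] F [-0.4 -0.8  0.3] gap 0.0949 tilt [-1.     0.022 -0.016] jaw -3.51 j6 0.05
SHIFT [103.7  -1.3   0.5] TURN 0.2 (alt -179.8 ) rows 2.5
```

Call:
send_rows --motion '[[[28,0,0],0,0],[[56,-1,0],0,0],[[84,-1,0],0,0],[[103,-1,0],0,0],[[103,-1,0],0,0]]'

```text
t: 33.73
position: [0.4675, 0.0592, 0.0333]
orientation: [0.698, 0.03, 0.715, -0.014]
ft_force: [-1.4, -1.3, -0.5]
finger_gap: 0.0947
```

Run:
```python
from h import *
settle(9);plan(.4715,.0593,.037)
```

```text
t 34.18 pos [0.4719 0.0596 0.0389] F [-0.5 -0.   0.1] gap 0.0954 tilt [-1.     0.022 -0.014] jaw -3.51 j6 0.05
SHIFT [ 1.9 -0.3 -0.4] TURN 0.2 (alt -179.8 ) rows 0.0
```

Call:
send_rows --motion '[[[2,0,0],0,1],[[2,0,0],0,1],[[2,0,0],0,1],[[2,0,0],0,1],[[2,0,0],0,1]]'

```text
t: 34.6
position: [0.4718, 0.0596, 0.0369]
orientation: [0.702, 0.03, 0.711, -0.014]
ft_force: [0.2, 0.1, 0.3]
finger_gap: 0.067
```

Call:
send_rows --motion '[[[0,0,0],0,1],[[0,0,0],0,1],[[0,0,0],0,1]]'

```text
t: 34.85
position: [0.4717, 0.0596, 0.0368]
orientation: [0.702, 0.03, 0.712, -0.014]
ft_force: [-1.8, 1.1, 0.8]
finger_gap: 0.0569
```

Call:
send_rows --motion '[[[-30,0,0],0,1],[[-65,0,0],0,1],[[-100,0,0],0,1],[[-120,0,0],0,1],[[-120,0,0],0,1]]'

```text
t: 35.27
position: [0.4766, 0.0568, 0.1624]
orientation: [0.705, 0.03, 0.708, -0.014]
ft_force: [0.6, -0.7, -1.8]
finger_gap: 0.0567
```

Run:
```python
from h import *
settle(8);plan(.6442,.0155,.145)
```

```text
t 35.67 pos [0.4721 0.0569 0.1548] F [ 0.2  0.5 -1.7] gap 0.0573 tilt [-1.     0.022 -0.018] jaw -3.51 j6 0.05
SHIFT [  6.  -30.9 174.4] TURN 0.2 (alt -179.8 ) rows 4.3
```

Call:
send_rows --motion '[[[1,-7,38],0,1],[[2,-14,76],0,1],[[3,-21,115],0,1],[[5,-28,153],0,1],[[5,-31,174],0,1]]'

```text
t: 36.08
position: [0.6464, 0.0142, 0.1441]
orientation: [0.7, 0.03, 0.713, -0.014]
ft_force: [-0.9, 0.3, -2.0]
finger_gap: 0.0571
```

Run:
```python
from h import *
settle(10);plan(.6442,.0155,.116);snap('side','s17');crop('s17','s17c',170,130,290,230,6)
```

```text
t 36.58 pos [0.6431 0.0158 0.1462] F [ 0.3 -0.3 -1.5] gap 0.0571 tilt [-1.     0.022 -0.018] jaw -3.48 j6 -0.01
SHIFT [30.2 -0.9  1.7] TURN 0.2 (alt -179.8 ) rows 0.7
```

View pics/s17c.png

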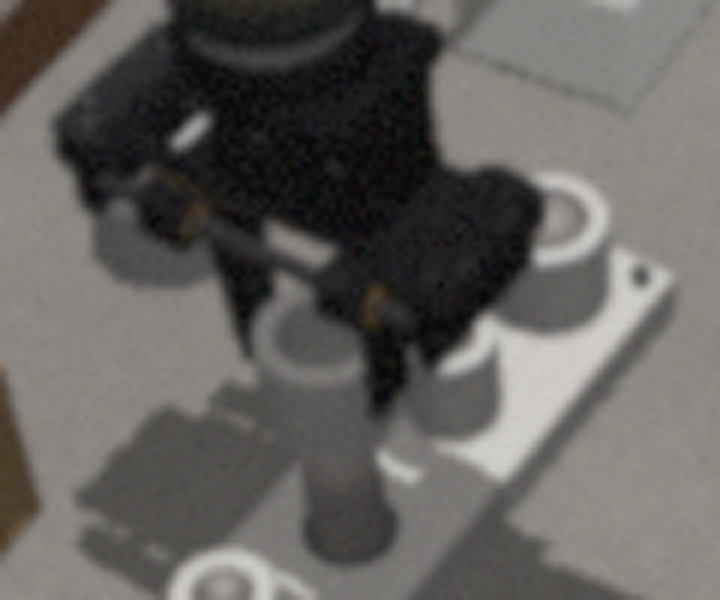

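Aligned over shaft 2 (the shaft shows below the sleeve at crop (350,540)). Descending.

Call:
send_rows --motion '[[[7,0,1],0,1],[[14,-1,1],0,1],[[22,-1,1],0,1],[[30,-1,1],0,1],[[30,-1,1],0,1]]'

```text
t: 37.05
position: [0.6418, 0.0155, 0.113]
orientation: [0.699, 0.03, 0.714, -0.014]
ft_force: [-0.4, -0.6, -2.0]
finger_gap: 0.057
```

Run:
```python
from h import *
settle(7);plan(.6442,.0155,.068)
```

```text
t 37.4 pos [0.6441 0.0153 0.1169] F [ 0.1 -0.1 -2.3] gap 0.057 tilt [-1.     0.022 -0.017] jaw -3.49 j6 -0.02
SHIFT [48.9 -0.9  0.9] TURN 0.2 (alt -179.8 ) rows 1.2
```

Call:
send_rows --motion '[[[6,0,0],0,1],[[12,0,0],0,1],[[18,0,0],0,1],[[24,0,0],0,1]]'

```text
t: 37.73
position: [0.6434, 0.0159, 0.0919]
orientation: [0.701, 0.029, 0.713, -0.014]
ft_force: [0.2, -0.2, -1.9]
finger_gap: 0.0572
```

Run:
```python
from h import *
settle(6);plan(.6442,.0155,.068)
```

```text
t 38.03 pos [0.644  0.0158 0.0932] F [-0.1 -0.  -2.2] gap 0.0575 tilt [-1.     0.022 -0.016] jaw -3.49 j6 -0.02
SHIFT [25.2 -0.9  0.6] TURN 0.2 (alt -179.8 ) rows 0.6
```

Call:
send_rows --motion '[[[6,0,0],0,1],[[12,-1,0],0,1],[[18,-1,0],0,1],[[24,-1,0],0,1],[[25,-1,0],0,1]]'

```text
t: 38.45
position: [0.643, 0.0154, 0.0669]
orientation: [0.701, 0.03, 0.713, -0.014]
ft_force: [-0.1, 0.0, -1.7]
finger_gap: 0.0573
```

Call:
send_rows --motion '[[[0,0,0],0,0.4],[[0,0,0],0,0.2],[[0,0,0],0,0.1],[[0,0,0],0,0],[[0,0,0],0,0]]'

```text
t: 38.87
position: [0.6433, 0.0154, 0.0672]
orientation: [0.701, 0.03, 0.712, -0.014]
ft_force: [-0.4, -0.6, 0.5]
finger_gap: 0.0784
```

Call:
send_rows --motion '[[[-35,0,0],0,0],[[-75,0,0],0,0],[[-115,0,0],0,0],[[-125,0,0],0,0],[[-125,0,0],0,0]]'

```text
t: 39.28
position: [0.6482, 0.0123, 0.1984]
orientation: [0.705, 0.029, 0.709, -0.014]
ft_force: [-0.4, 1.5, -0.3]
finger_gap: 0.0953
```

Run:
```python
from h import *
settle(7);plan(.475,.179,.15);snap('side','s18');snap('top','t18');sleeves('t18','top');sleeves('s18','side')
```

```text
t 39.63 pos [0.644  0.0127 0.1895] F [-0.  -0.7  0.6] gap 0.0949 tilt [-1.     0.022 -0.021] jaw -3.49 j6 -0.02
SHIFT [  46.7  154.8 -177.9] TURN 0.2 (alt -179.8 ) rows 5.8
top 219.3 166.8 size [26.8 33.7] [0.6466 0.1786]
top 215.6 222.5 size [14.  17.5] [0.4767 0.1856]
side 261.2 166.0 size [15.7 21. ] [ 0.6468 -0.1695]
side 232.8 193.9 size [ 7.5 10.9] [ 0.6639 -0.0466]
side 252.8 291.3 size [22.9 25.8] [0.4746 0.1775]
```

View pics/s18.png

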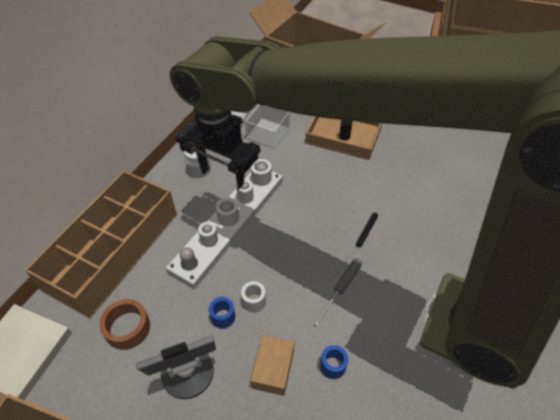

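Call:
send_rows --motion '[[[5,22,-26],0,0],[[10,48,-56],0,0],[[15,72,-84],0,0],[[20,93,-107],0,0],[[20,93,-107],0,0]]'

```text
t: 40.15
position: [0.5389, 0.1153, 0.1727]
orientation: [0.698, 0.029, 0.715, -0.012]
ft_force: [-0.2, 0.2, -0.1]
finger_gap: 0.0949
```

Run:
```python
from h import *
settle(8);plan(.475,.179,.14)
```

```text
t 40.55 pos [0.5439 0.1117 0.1748] F [ 1.  -0.8  0.1] gap 0.0952 tilt [-1.     0.022 -0.019] jaw -3.56 j6 0.15
SHIFT [ 37.5  62.1 -72.3] TURN 0.1 (alt -179.9 ) rows 2.5
```

Call:
send_rows --motion '[[[13,21,-24],0,0],[[26,42,-48],0,0],[[37,62,-72],0,0],[[37,62,-72],0,0]]'

```text
t: 40.88
position: [0.471, 0.1804, 0.1375]
orientation: [0.698, 0.029, 0.716, -0.013]
ft_force: [-0.7, -0.2, -0.5]
finger_gap: 0.0948
```

Run:
```python
from h import *
settle(9);plan(.475,.179,.037);snap('side','s19')
```

```text
t 41.33 pos [0.4761 0.1783 0.141 ] F [-0.1 -0.5  0.3] gap 0.095 tilt [-1.     0.022 -0.019] jaw -3.64 j6 0.29
SHIFT [104.   -1.7   0.8] TURN 0.1 (alt -179.9 ) rows 2.5
```

View pics/s19.png

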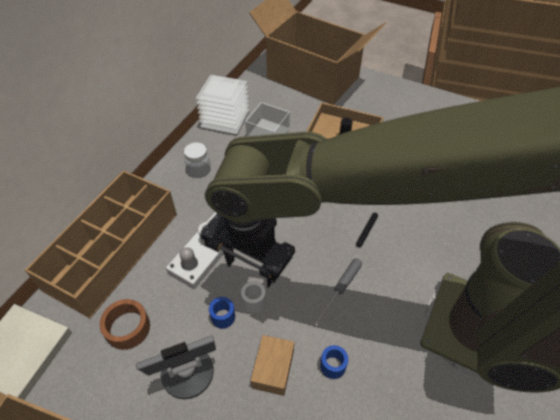

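Call:
send_rows --motion '[[[28,0,0],0,0],[[56,-1,0],0,0],[[84,-1,0],0,0],[[104,-1,0],0,0],[[104,-1,0],0,0]]'

```text
t: 41.8
position: [0.4704, 0.1787, 0.0322]
orientation: [0.697, 0.03, 0.716, -0.015]
ft_force: [-0.4, -0.7, 0.0]
finger_gap: 0.095
```

Run:
```python
from h import *
settle(9);plan(.475,.179,.037)
```

```text
t 42.25 pos [0.475  0.1801 0.0382] F [-0.8  0.2  0. ] gap 0.0952 tilt [-1.     0.023 -0.016] jaw -3.62 j6 0.29
SHIFT [ 1.2 -1.1  0.1] TURN 0.1 (alt -179.9 ) rows 0.0
```

Call:
send_rows --motion '[[[1,-1,0],0,1],[[1,-1,0],0,1],[[1,-1,0],0,1],[[1,-1,0],0,1],[[1,-1,0],0,1]]'

```text
t: 42.67
position: [0.4748, 0.1791, 0.0371]
orientation: [0.701, 0.031, 0.712, -0.014]
ft_force: [0.0, -0.2, -0.1]
finger_gap: 0.0666
```

Call:
send_rows --motion '[[[0,0,0],0,1],[[0,0,0],0,1],[[0,0,0],0,1]]'

```text
t: 42.92
position: [0.4747, 0.1791, 0.0371]
orientation: [0.701, 0.031, 0.712, -0.014]
ft_force: [0.0, -0.6, 0.3]
finger_gap: 0.0566
```

Call:
send_rows --motion '[[[-30,0,0],0,1],[[-65,0,0],0,1],[[-100,0,0],0,1],[[-120,0,0],0,1],[[-120,0,0],0,1]]'

```text
t: 43.33
position: [0.4798, 0.177, 0.1627]
orientation: [0.704, 0.032, 0.709, -0.013]
ft_force: [1.5, -0.0, -1.7]
finger_gap: 0.0567
```

Run:
```python
from h import *
settle(8);plan(.6545,.1752,.145)
```

```text
t 43.73 pos [0.4755 0.176  0.155 ] F [ 0.2  0.5 -1.9] gap 0.0568 tilt [-1.     0.022 -0.02 ] jaw -3.62 j6 0.29
SHIFT [  6.6  10.4 178.9] TURN 0.1 (alt -179.9 ) rows 4.3
```

Call:
send_rows --motion '[[[1,2,38],0,1],[[2,4,76],0,1],[[3,6,115],0,1],[[5,8,153],0,1],[[5,10,178],0,1]]'

```text
t: 44.15
position: [0.6559, 0.1743, 0.1446]
orientation: [0.699, 0.03, 0.714, -0.015]
ft_force: [-2.0, -0.1, -2.6]
finger_gap: 0.0567
```

Run:
```python
from h import *
settle(10);plan(.6545,.1752,.116);snap('side','s20');crop('s20','s20c',140,170,260,290,6)
```

```text
t 44.65 pos [0.6528 0.175  0.1469] F [ 0.7 -0.2 -2.2] gap 0.0567 tilt [-1.     0.022 -0.02 ] jaw -3.6 j6 0.23
SHIFT [30.8 -0.4  2.3] TURN 0.1 (alt -179.9 ) rows 0.7
```

View pics/s20c.png

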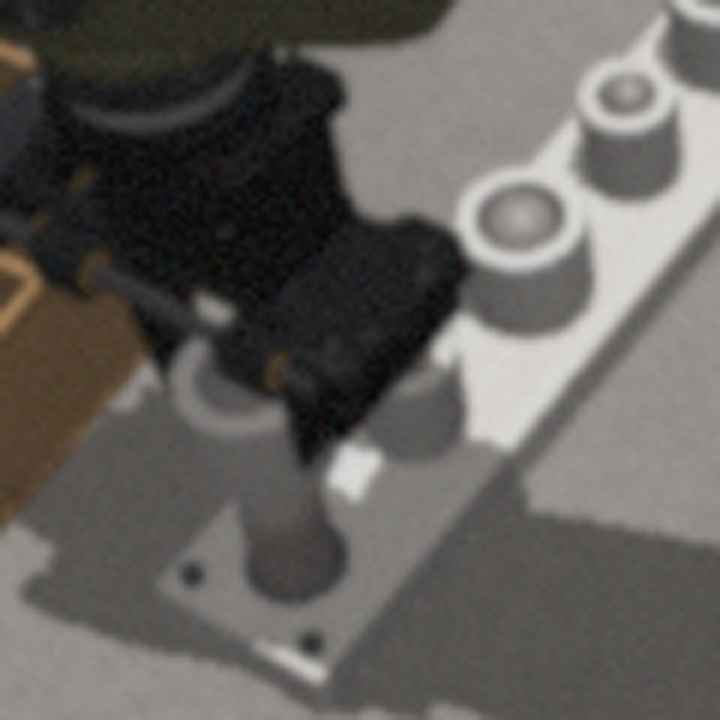

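Call:
send_rows --motion '[[[7,0,1],0,1],[[14,0,2],0,1],[[22,0,2],0,1],[[30,0,2],0,1],[[30,0,2],0,1]]'

```text
t: 45.12
position: [0.6526, 0.1753, 0.1135]
orientation: [0.698, 0.03, 0.715, -0.015]
ft_force: [0.2, -1.0, -1.5]
finger_gap: 0.0571
```

Run:
```python
from h import *
settle(7);plan(.6545,.1752,.068)
```

```text
t 45.47 pos [0.6549 0.1756 0.1176] F [-0.4 -0.4 -2.2] gap 0.0567 tilt [-1.     0.022 -0.019] jaw -3.6 j6 0.23
SHIFT [49.6 -1.5  0.6] TURN 0.1 (alt -179.9 ) rows 1.2
```

Call:
send_rows --motion '[[[6,0,0],0,1],[[12,0,0],0,1],[[18,0,0],0,1],[[24,0,0],0,1]]'

```text
t: 45.8
position: [0.654, 0.1762, 0.0925]
orientation: [0.7, 0.03, 0.713, -0.014]
ft_force: [-0.1, -0.1, -2.0]
finger_gap: 0.0569
```

Run:
```python
from h import *
settle(6);plan(.6545,.1752,.068)
```

```text
t 46.1 pos [0.6546 0.1763 0.0938] F [-0.2 -0.5 -1. ] gap 0.0566 tilt [-1.     0.022 -0.019] jaw -3.6 j6 0.23
SHIFT [25.8 -1.6  0.5] TURN 0.1 (alt -179.9 ) rows 0.6
```

Call:
send_rows --motion '[[[6,-1,0],0,1],[[12,-1,0],0,1],[[18,-1,0],0,1],[[24,-1,0],0,1],[[26,-1,0],0,1]]'

```text
t: 46.52
position: [0.6534, 0.1758, 0.067]
orientation: [0.7, 0.03, 0.714, -0.014]
ft_force: [-4.7, -0.9, 6.5]
finger_gap: 0.0566
```

Call:
send_rows --motion '[[[0,0,0],0,0.4],[[0,0,0],0,0.2],[[0,0,0],0,0.1],[[0,0,0],0,0],[[0,0,0],0,0]]'

```text
t: 46.93
position: [0.6537, 0.1758, 0.0673]
orientation: [0.7, 0.03, 0.714, -0.014]
ft_force: [-0.5, 0.0, -0.4]
finger_gap: 0.0778
```

Call:
send_rows --motion '[[[-35,0,0],0,0],[[-75,0,0],0,0],[[-115,0,0],0,0],[[-155,0,0],0,0],[[-180,0,0],0,0]]'

```text
t: 47.35
position: [0.6585, 0.1719, 0.2531]
orientation: [0.702, 0.031, 0.711, -0.014]
ft_force: [0.7, -0.9, 0.4]
finger_gap: 0.0948
```

Run:
```python
from h import *
settle(7);plan(.45,-.1,.25);
```

```text
t 47.7 pos [0.6559 0.1715 0.2443] F [ 0.6  0.1 -0.2] gap 0.0952 tilt [-0.999  0.021 -0.024] jaw -3.59 j6 0.22
SHIFT [  -7.  -283.8 -188.5] TURN 0.1 (alt -179.9 ) rows 8.2
```

Call:
send_rows --motion '[[[0,-37,-12],0,0],[[0,-77,-24],0,0],[[0,-117,-36],0,0],[[0,-155,-48],0,0],[[0,-165,-55],0,0]]'

```text
t: 48.12
position: [0.5883, 0.0064, 0.2396]
orientation: [0.697, 0.031, 0.717, -0.016]
ft_force: [1.0, 0.4, 0.3]
finger_gap: 0.0952
```

Run:
```python
from h import *
settle(8);plan(.45,-.1,.25);snap('top','t21');snap('side','s21');crop('t21','t21c',85,120,285,270,4);crop('s21','s21c',160,140,300,280,5)
crop('s21','s21d',100,280,300,420,4)
```

```text
t 48.52 pos [0.591  0.0116 0.2418] F [-0.1  0.4 -0.2] gap 0.0955 tilt [-0.999  0.021 -0.025] jaw -3.49 j6 -0.02
SHIFT [  -7.4 -119.9 -134.1] TURN 0.2 (alt -179.8 ) rows 4.3
```

View pics/s21c.png

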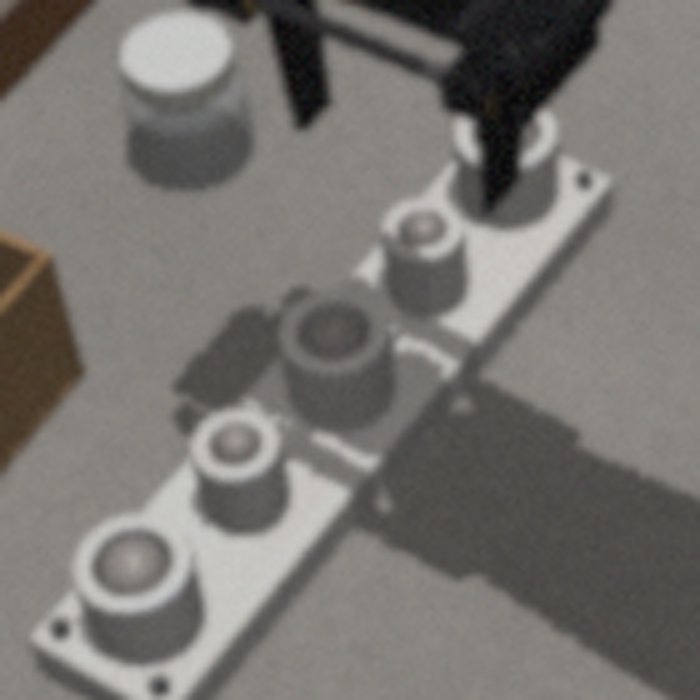

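View pics/t21.png

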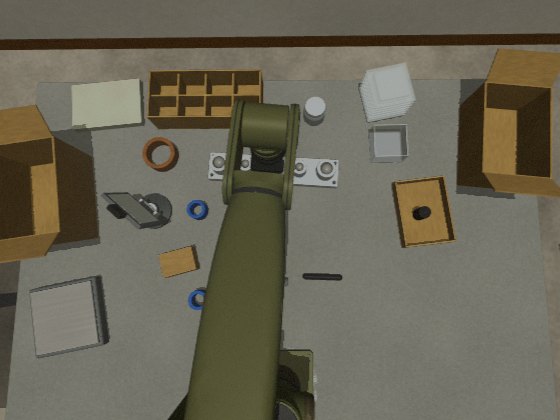

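Run:
```python
from h import *
crop('t21','t22',95,175,185,235,8); crop('s21','s22',125,320,225,400,8)
```

```text
(no output)
```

View pics/t22.png

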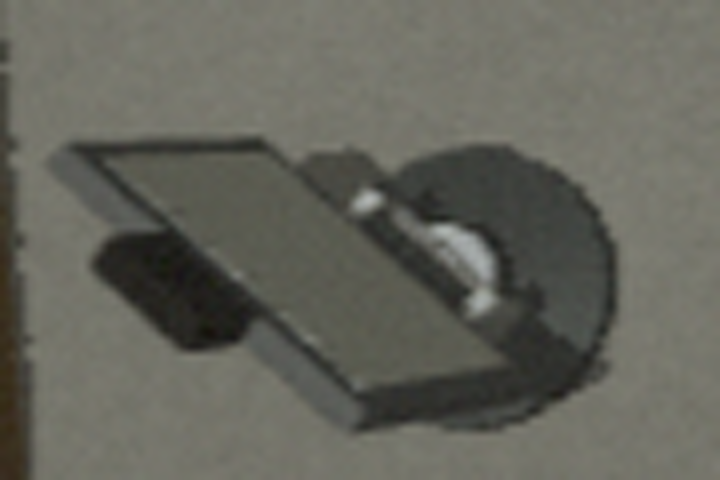

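View pics/s22.png

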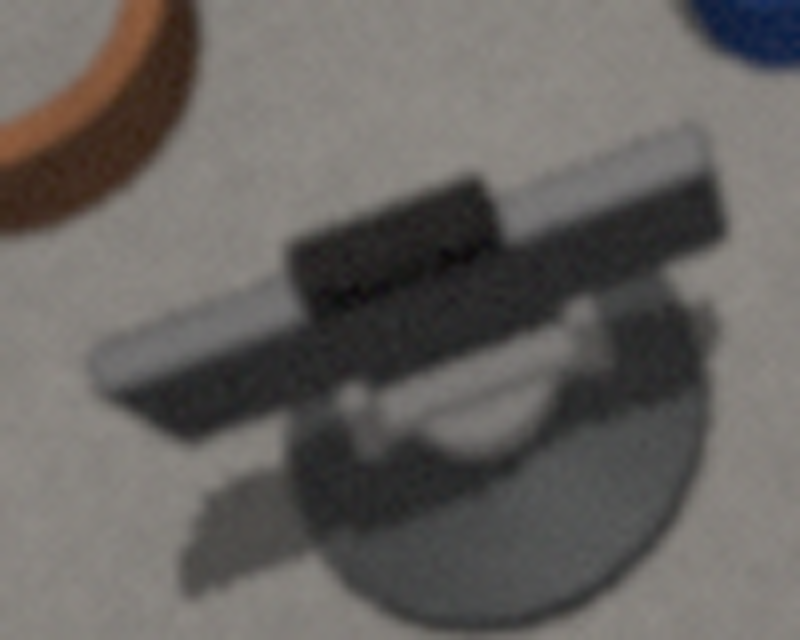

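```bash
cat > lf.py <<'E'
from h import *
from scipy.optimize import least_squares
def L(q,a):
    bx,by,th,ph=q; x=np.cos(ph)*a[0]+np.sin(ph)*a[2]; z=-np.sin(ph)*a[0]+np.cos(ph)*a[2]
    return (bx+np.cos(th)*x-np.sin(th)*a[1], by+np.sin(th)*x+np.cos(th)*a[1], .066+z)
def fit(ob,q0=(.5,.38,-.8,-.3)):
    f=lambda q:np.concatenate([proj(n,L(q,a))-p for n,a,p in ob])
    r=least_squares(f,q0,loss='soft_l1'); q=r.x
    FM=np.array([.6442,.0152]); d=FM-q[:2]; th=np.arctan2(d[1],d[0])
    print('base',q[:2].round(4),'turn',round(q[2],3),'tilt',round(q[3],3),'need turn',round(th,3),'lateral',round(np.linalg.norm(d)*np.sin(th-q[2]),4),'rms',np.sqrt(np.mean(r.fun**2)).round(2))
    print(f(q).reshape(-1,2).round(1).tolist()); return q
def P(n,x0,y0,s,pts): return [(n,a,(x0+(p[0]+.5)/s-.5,y0+(p[1]+.5)/s-.5)) for a,p in pts]
E
cat > f1.py <<'E'
from lf import *
h=.006
T=P('top',95,175,8,[((h,.07,.13),(72,145)),((h,-.07,.13),(360,392)),((h,.07,.015),(265,140)),((h,-.07,.015),(520,368)),((-h,.07,.13),(48,162)),((-h,-.07,.13),(352,430))])
S=P('side',125,320,8,[((-h,.07,.13),(110,390)),((-h,-.07,.13),(708,170)),((h,.07,.13),(92,355)),((h,-.07,.13),(690,120)),((-h,.07,.015),(190,440)),((-h,-.07,.015),(725,235))])
fit(T);fit(S);q=fit(T+S)
print(ray('top',153.3,210.4,.01)); print('tab',L(q,(0,0,.145)))
E
python3 f1.py
```

```text
base [0.5188 0.3898] turn -0.69 tilt -0.229 need turn -1.248 lateral -0.2092 rms 1.21
[[-1.2, -1.6], [1.6, 1.1], [-0.5, -0.6], [2.8, 1.0], [-0.7, -0.1], [0.0, -0.1]]
base [0.5197 0.3842] turn -0.7 tilt -0.284 need turn -1.245 lateral -0.2022 rms 1.06
[[-1.4, 1.7], [1.5, -0.1], [-0.9, -0.7], [1.7, -0.3], [-1.2, 0.2], [0.8, -0.4]]
base [0.5201 0.3859] turn -0.698 tilt -0.271 need turn -1.248 lateral -0.2042 rms 1.39
[[-0.8, -0.6], [1.7, 2.4], [0.8, -1.0], [3.8, 0.9], [-0.2, 0.8], [0.2, 1.1], [-2.4, 1.5], [0.5, -0.4], [-1.9, -0.9], [0.7, -0.6], [-1.9, 0.9], [0.1, 0.1]]
[0.51893084 0.38864654 0.01      ]
tab (np.float64(0.4903359294432465), np.float64(0.41085116642865716), np.float64(0.20570839943500294))
```

```bash
cat >> lf.py <<'E'
def overlay(tag,n,q,x0,y0,x1,y1,s,out):
    im=cv2.resize(cv2.imread(f'pics/{tag}.png')[y0:y1,x0:x1],None,fx=s,fy=s,interpolation=cv2.INTER_CUBIC)
    def box(hx,hy,z0,z1,col):
        c=[(sx*hx,sy*hy,z) for sx in(-1,1) for sy in(-1,1) for z in(z0,z1)]
        p=[(proj(n,L(q,a))+.5-np.array([x0,y0]))*s-.5 for a in c]
        for i in range(8):
            for j in range(i):
                if sum(abs(np.array(c[i])-np.array(c[j]))>1e-9)==1: cv2.line(im,tuple(np.round(p[i]).astype(int).tolist()),tuple(np.round(p[j]).astype(int).tolist()),col,1)
    box(.006,.07,.015,.13,(0,255,0)); box(.007,.022,.13,.16,(0,0,255))
    cv2.imwrite(f'pics/{out}.png',im)
E
cat >> f1.py <<'E'
overlay('t21','top',q,95,175,185,235,8,'o1'); overlay('s21','side',q,125,320,225,400,8,'o2')
E
python3 f1.py >/dev/null
```

```text
(no output)
```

View pics/o1.png

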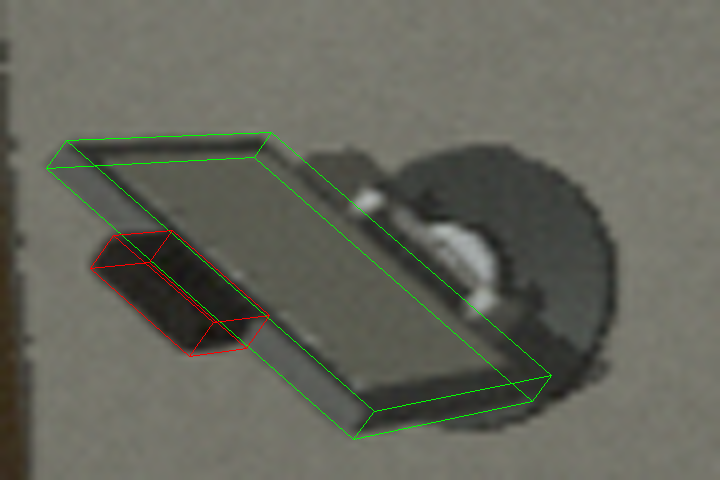

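View pics/o2.png

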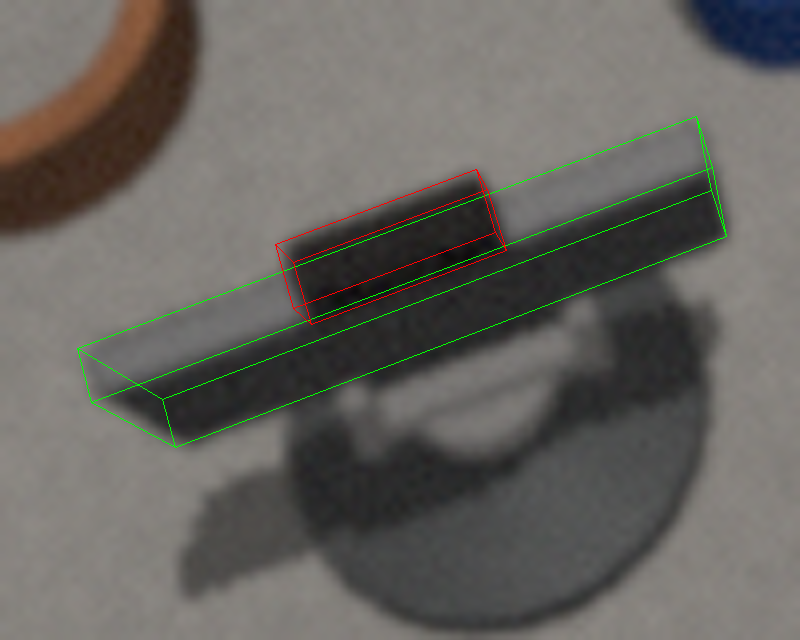

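Run:
```python
from h import *
plan(.49,.411,.30,50)
```

```text
t 48.62 pos [0.5909 0.0114 0.242 ] F [-0.3 -1.  -0.8] gap 0.0951 tilt [-0.999  0.021 -0.024] jaw -3.5 j6 -0.02
SHIFT [ -46.6  393.8 -126.5] TURN -53.5 (alt 126.5 ) rows 10.0
```

Call:
send_rows --motion '[[[-18,35,-11],-5,0],[[-35,73,-24],-12,0],[[-47,111,-36],-19,0],[[-47,149,-48],-26,0],[[-47,185,-60],-31,0]]'

```text
t: 49.03
position: [0.5434, 0.2012, 0.2963]
orientation: [0.681, -0.16, 0.691, 0.18]
ft_force: [0.6, -0.1, 0.0]
finger_gap: 0.095
```

Run:
```python
from h import *
plan(.49,.411,.30,50)
```

```text
t 49.03 pos [0.5434 0.2012 0.2963] F [ 0.6 -0.1  0. ] gap 0.095 tilt [-1.     0.03  -0.007] jaw 27.85 j6 -0.24
SHIFT [  2.3 210.5  50.8] TURN -22.2 (alt 157.8 ) rows 5.2
```

Call:
send_rows --motion '[[[-2,38,9],-6,0],[[-2,76,18],-12,0],[[-2,114,27],-18,0],[[-2,150,36],-22,0],[[-2,160,39],-22,0]]'

```text
t: 49.45
position: [0.5012, 0.3657, 0.303]
orientation: [0.637, -0.289, 0.643, 0.311]
ft_force: [-0.0, 0.4, -0.0]
finger_gap: 0.0952
```

Run:
```python
from h import *
settle(9);plan(.49,.411,.28,50)
```

```text
t 49.9 pos [0.5038 0.3595 0.3029] F [ 0.1 -0.1 -0.6] gap 0.0953 tilt [-1.     0.03   0.005] jaw 49.71 j6 -0.35
SHIFT [24.4 43.1 30.2] TURN -0.3 (alt 179.7 ) rows 1.4
```

Call:
send_rows --motion '[[[7,14,10],0,0.1],[[14,28,20],0,0.2],[[20,43,30],0,0.2],[[20,43,30],0,0.2]]'

```text
t: 50.23
position: [0.4891, 0.4116, 0.2827]
orientation: [0.638, -0.287, 0.645, 0.308]
ft_force: [0.1, 0.2, -0.7]
finger_gap: 0.0774
```

Run:
```python
from h import *
settle(9);plan(.4903,.411,.21,50);snap('side','s23');snap('top','t23');crop('s23','s23c',100,270,240,400,5)
```

```text
t 50.68 pos [0.4904 0.4102 0.2848] F [ 0.1 -0.2  0.1] gap 0.0763 tilt [-1.     0.03   0.006] jaw 49.67 j6 -0.27
SHIFT [74.8 -1.7  0.1] TURN -0.3 (alt 179.7 ) rows 1.8
```

View pics/s23c.png

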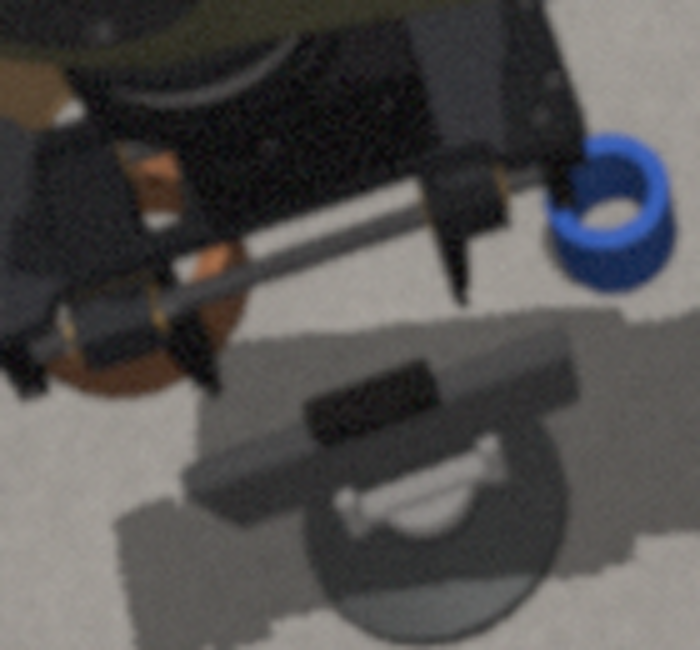

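View pics/t23.png

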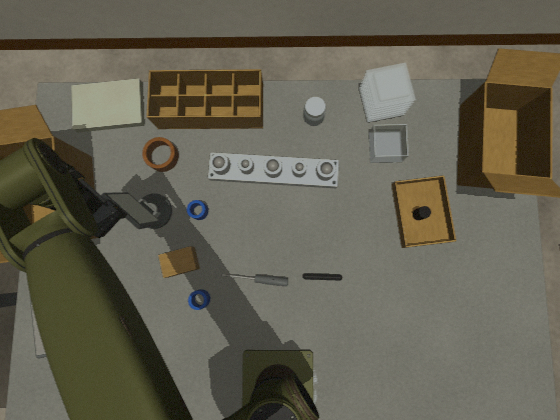

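Call:
send_rows --motion '[[[18,0,0],0,0.2],[[36,-1,0],0,0.2],[[54,-2,0],0,0.2],[[70,-2,0],0,0.2],[[72,-2,0],0,0.2]]'

```text
t: 51.2
position: [0.4888, 0.4096, 0.2086]
orientation: [0.637, -0.287, 0.647, 0.307]
ft_force: [-0.2, -0.9, -0.6]
finger_gap: 0.0763
```

Run:
```python
from h import *
settle(9);plan(.4903,.411,.21,50);snap('side','s24');crop('s24','s24c',100,270,240,400,5)
```

```text
t 51.65 pos [0.4908 0.4111 0.2138] F [-0.2 -0.1 -0.7] gap 0.076 tilt [-1.     0.03   0.007] jaw 49.69 j6 -0.27
SHIFT [ 3.8  0.2 -0.4] TURN -0.3 (alt 179.7 ) rows 0.1
```

View pics/s24c.png

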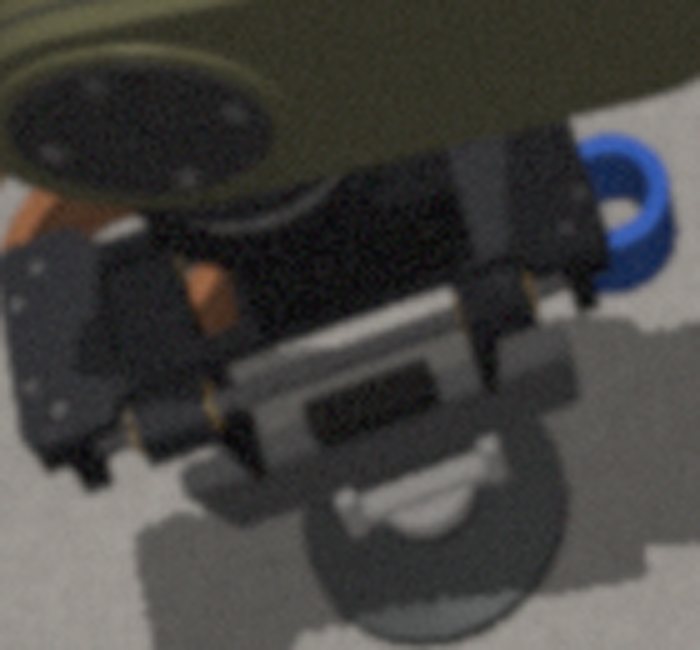

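Run:
```python
from h import *
p=robot.sense()['position'];print(proj('side',p-[0,0,.011]),'obs 175,355.3');print(proj('side',(.4903,.411,.2057)),'obs tab',100+372/5,270+402/5)
for d in(-.044,.044): print(proj('side',p+np.array([np.cos(.867)*d,np.sin(.867)*d,-.011])))
```

```text
[173.78642421 351.1322035 ] obs 175,355.3
[173.6191944  350.50713526] obs tab 174.4 350.4
[198.21256538 342.07070431]
[148.76142844 360.41586306]
```

Call:
send_rows --motion '[[[3,0,0],0,0.4],[[3,0,0],0,0.6],[[3,0,0],0,1],[[3,0,0],0,1],[[3,0,0],0,1]]' --squeeze 25

```text
t: 52.12
position: [0.4905, 0.4111, 0.2104]
orientation: [0.639, -0.287, 0.644, 0.308]
ft_force: [-0.2, -0.3, 1.0]
finger_gap: 0.0483
```

Run:
```python
from h import *
settle(5);plan(.4903,.411,.21,50)
```

```text
t 52.37 pos [0.4903 0.4107 0.2105] F [-2.1 -1.9  2.1] gap 0.0437 tilt [-1.     0.03   0.005] jaw 49.68 j6 -0.27
SHIFT [0.5 0.1 0.2] TURN -0.3 (alt 179.7 ) rows 0.0
```

```bash
cat >> lf.py <<'E'
H=np.array([.5198,.3862])
def arc(steps,dz=.0047):
    s=robot.sense(); w_,a,b,c=s['orientation']; M=Ro.from_quat([a,b,c,w_]).as_matrix(); cur=np.degrees(np.arctan2(M[1,2],M[0,2]))
    print('pos',s['position'].round(4),'F',s['ft_force'].round(1),s['ft_torque'].round(2),'gap',round(s['finger_gap'],4),'jaw',cur.round(1),'tilt',M[2].round(3),'t',round(s['t'],2))
    for th,ph in steps:
        r=.145*np.sin(ph); p=np.array([H[0]+r*np.cos(th),H[1]+r*np.sin(th),.066+.145*np.cos(ph)+dz])
        print(th,ph,'->',p.round(4),'SHIFT',(M.T@(p-s['position'])*1000).round(1),'TURN',round(cur-(np.degrees(th)+90),1))
E
python3 - <<'E'
from lf import *
arc([(t,-.27) for t in (-.70,-.79,-.88,-.97,-1.06,-1.15,-1.248)])
E
```

```text
pos [0.4903 0.4107 0.2105] F [-2.1 -1.9  2.1] [-0.37  0.24  0.02] gap 0.0437 jaw 49.7 tilt [-1.     0.03   0.005] t 52.37
-0.7 -0.27 -> [0.4902 0.4111 0.2104] SHIFT [0.1 0.3 0.2] TURN -0.2
-0.79 -0.27 -> [0.4926 0.4137 0.2104] SHIFT [0.1 0.1 3.7] TURN 4.9
-0.88 -0.27 -> [0.4952 0.416  0.2104] SHIFT [ 0.1 -0.3  7.2] TURN 10.1
-0.97 -0.27 -> [0.4979 0.4181 0.2104] SHIFT [ 0.1 -1.1 10.6] TURN 15.3
-1.06 -0.27 -> [0.5009 0.4199 0.2104] SHIFT [ 0.1 -2.1 13.9] TURN 20.4
-1.15 -0.27 -> [0.504  0.4215 0.2104] SHIFT [ 0.1 -3.5 17.1] TURN 25.6
-1.248 -0.27 -> [0.5075 0.4229 0.2104] SHIFT [ 0.  -5.3 20.4] TURN 31.2
```

Call:
send_rows --motion '[[[0,0,2],3,1],[[0,0,5],7,1],[[0,-1,8],12,1],[[0,-1,11],16,1],[[0,-1,11],16,1]]'

```text
t: 52.78
position: [0.4984, 0.4181, 0.2103]
orientation: [0.673, -0.195, 0.681, 0.214]
ft_force: [-2.3, -2.7, 1.2]
finger_gap: 0.0441
```

Run:
```python
from lf import *
settle(6);arc([(t,-.27) for t in (-.97,-1.06,-1.15,-1.248)]); snap('side','s25');crop('s25','s25c',100,270,240,400,5)
```

```text
pos [0.4982 0.4181 0.2103] F [-0.8 -5.   0.6] [-0.49 -0.35 -0.27] gap 0.044 jaw 33.7 tilt [-1.     0.03  -0.003] t 53.08
-0.97 -0.27 -> [0.4979 0.4181 0.2104] SHIFT [-0.1  0.2 -0.2] TURN -0.7
-1.06 -0.27 -> [0.5009 0.4199 0.2104] SHIFT [-0.1  0.   3.3] TURN 4.4
-1.15 -0.27 -> [0.504  0.4215 0.2104] SHIFT [-0.1 -0.4  6.7] TURN 9.6
-1.248 -0.27 -> [0.5075 0.4229 0.2104] SHIFT [-0.2 -1.2 10.4] TURN 15.2
```

View pics/s25c.png

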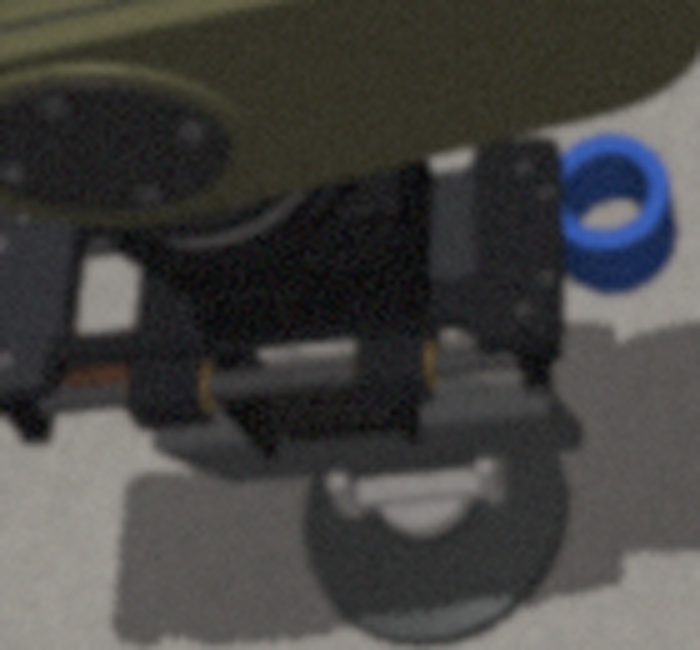

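Call:
send_rows --motion '[[[0,0,3],4,1],[[0,0,6],8,1],[[0,-1,9],13,1],[[0,-1,10],16,1],[[0,-1,10],16,1]]'

```text
t: 53.55
position: [0.5074, 0.4228, 0.2101]
orientation: [0.693, -0.1, 0.704, 0.118]
ft_force: [-0.8, -3.6, -0.4]
finger_gap: 0.0437
```

Run:
```python
from lf import *
settle(6);arc([(-1.248,p) for p in (-.27,-.17,-.07,.03,.13,.23,.3,.349)]); snap('side','s26');crop('s26','s26c',100,270,240,400,5)
```

```text
pos [0.5073 0.4227 0.2102] F [-0.6 -2.5 -1.9] [-0.46 -1.01 -0.19] gap 0.0435 jaw 17.8 tilt [-1.     0.028 -0.011] t 53.85
-1.248 -0.27 -> [0.5075 0.4229 0.2104] SHIFT [-0.3  0.1  0.3] TURN -0.7
-1.248 -0.17 -> [0.512  0.4095 0.2136] SHIFT [ -3.8 -14.    0.5] TURN -0.7
-1.248 -0.07 -> [0.5166 0.3958 0.2153] SHIFT [ -6.  -28.3   0.6] TURN -0.7
-1.248 0.03 -> [0.5212 0.3821 0.2156] SHIFT [ -6.7 -42.8   0.8] TURN -0.7
-1.248 0.13 -> [0.5258 0.3684 0.2145] SHIFT [ -5.9 -57.3   1. ] TURN -0.7
-1.248 0.23 -> [0.5303 0.3549 0.2119] SHIFT [ -3.7 -71.6   1.2] TURN -0.7
-1.248 0.3 -> [0.5334 0.3456 0.2092] SHIFT [ -1.3 -81.5   1.4] TURN -0.7
-1.248 0.349 -> [0.5355 0.3392 0.207 ] SHIFT [  0.7 -88.2   1.5] TURN -0.7
```

View pics/s26c.png

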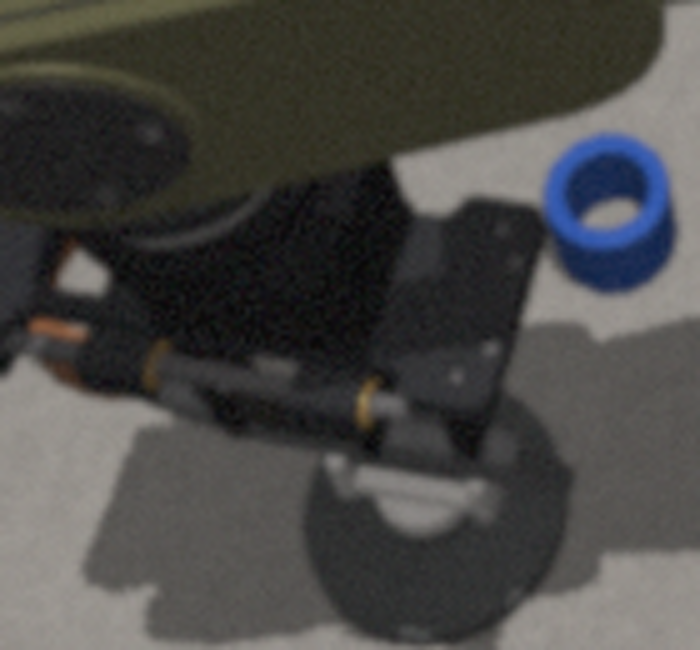

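Call:
send_rows --motion '[[[-2,-7,0],0,1],[[-4,-14,0],0,1],[[-5,-22,0],0,1],[[-6,-29,1],0,1],[[-6,-36,1],0,1]]'

```text
t: 54.32
position: [0.5182, 0.3884, 0.2154]
orientation: [0.692, -0.1, 0.705, 0.119]
ft_force: [-7.0, 3.0, -0.6]
finger_gap: 0.0438
```

Run:
```python
from lf import *
settle(6);arc([(-1.248,p) for p in (-.07,.03,.13,.23,.3,.349)])
```

```text
pos [0.5185 0.3876 0.2154] F [-5.2  0.2 -0.2] [0.2  0.67 0.03] gap 0.0436 jaw 17.7 tilt [-1.     0.027 -0.014] t 54.62
-1.248 -0.07 -> [0.5166 0.3958 0.2153] SHIFT [0.3 8.4 0.7] TURN -0.8
-1.248 0.03 -> [0.5212 0.3821 0.2156] SHIFT [-0.4 -6.1  0.9] TURN -0.8
-1.248 0.13 -> [0.5258 0.3684 0.2145] SHIFT [  0.4 -20.5   1.1] TURN -0.8
-1.248 0.23 -> [0.5303 0.3549 0.2119] SHIFT [  2.6 -34.9   1.3] TURN -0.8
-1.248 0.3 -> [0.5334 0.3456 0.2092] SHIFT [  5.  -44.7   1.5] TURN -0.8
-1.248 0.349 -> [0.5355 0.3392 0.207 ] SHIFT [  7.  -51.5   1.6] TURN -0.8
```

Call:
send_rows --motion '[[[0,-9,0],0,1],[[0,-19,1],0,1],[[2,-30,1],0,1],[[4,-41,1],0,1],[[6,-48,2],-0.5,1]]'

```text
t: 55.03
position: [0.534, 0.3416, 0.2093]
orientation: [0.691, -0.103, 0.705, 0.121]
ft_force: [-6.9, 0.7, 4.2]
finger_gap: 0.0439
```

Run:
```python
from lf import *
settle(8);arc([(-1.248,p) for p in (.23,.3,.349)]); snap('side','s27');crop('s27','s27c',100,270,240,400,5)
```

```text
pos [0.5342 0.3409 0.2091] F [-5.7 -2.4  1.8] [-0.23  0.76  0.13] gap 0.0439 jaw 18.2 tilt [-1.     0.026 -0.017] t 55.43
-1.248 0.23 -> [0.5303 0.3549 0.2119] SHIFT [-2.4 14.5  0.6] TURN -0.3
-1.248 0.3 -> [0.5334 0.3456 0.2092] SHIFT [-0.   4.7  0.6] TURN -0.3
-1.248 0.349 -> [0.5355 0.3392 0.207 ] SHIFT [ 2.1 -2.1  0.7] TURN -0.3
```

View pics/s27c.png

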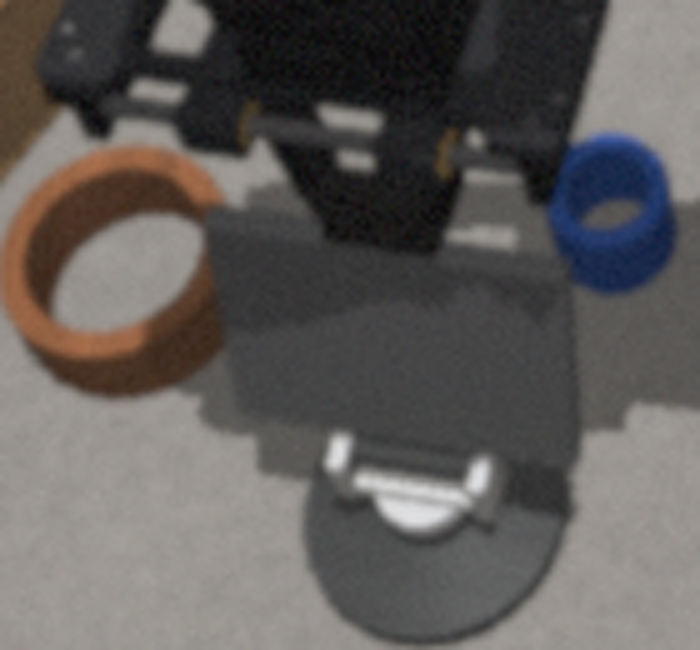

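Run:
```python
from lf import *
snap('top','t27');crop('s27','s27e',135,305,225,385,8);crop('t27','t27e',95,175,185,235,8)
```

```text
(no output)
```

View pics/s27e.png

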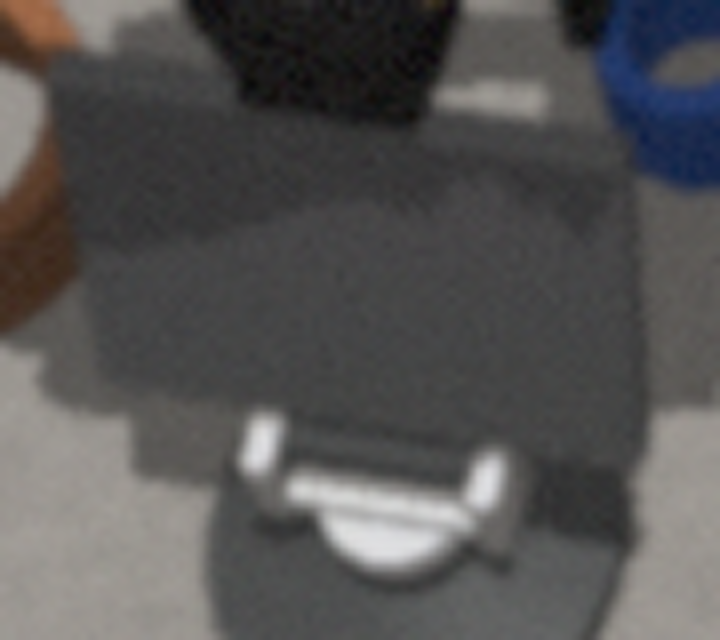

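View pics/t27e.png

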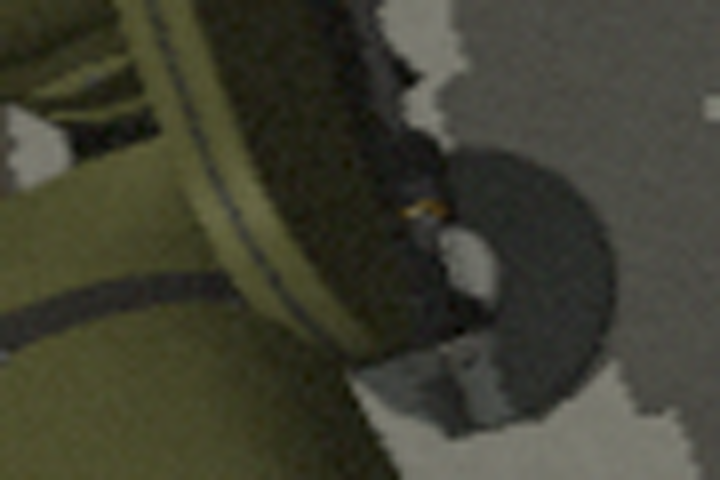

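```bash
cat > f2.py <<'E'
from lf import *
h=.006
S=P('side',135,305,8,[((-h,.07,.13),(56,90)),((-h,-.07,.13),(632,178)),((h,.07,.13),(50,52)),((h,-.07,.13),(628,140)),((-h,.07,.015),(100,380)),((-h,-.07,.015),(645,468))])
q=fit(S,(.52,.386,-1.25,.3))
f=lambda w:np.concatenate([proj(n,L((.5197,.385,*w),a))-p for n,a,p in S])
r=least_squares(f,(-1.25,.3));print(r.x,r.fun.reshape(-1,2).round(1).tolist())
overlay('s27','side',(.5197,.385,*r.x),135,305,225,385,8,'o3')
E
python3 f2.py
```

```text
base [0.5176 0.3835] turn -1.246 tilt 0.223 need turn -1.24 lateral 0.0024 rms 1.0
[[-2.9, -0.0], [-1.3, 0.3], [0.3, -0.4], [0.9, -0.3], [0.5, 0.2], [0.4, 0.2]]
[-1.26033648  0.23786044] [[-3.5, -1.2], [-2.4, 0.1], [-0.2, -1.5], [-0.1, -0.4], [-0.6, -0.3], [-1.0, 0.7]]
```

View pics/o3.png

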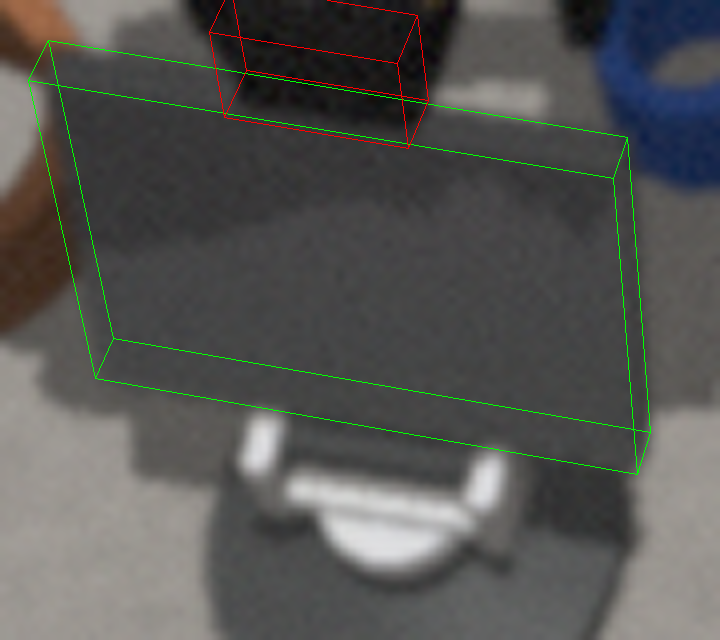

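Call:
send_rows --motion '[[[0,0,0],0,0.5],[[0,0,0],0,0.3],[[0,0,0],0,0.2],[[0,0,0],0,0.2],[[0,0,0],0,0.2]]'

```text
t: 55.95
position: [0.5347, 0.3407, 0.2096]
orientation: [0.691, -0.104, 0.705, 0.12]
ft_force: [0.0, 0.2, 0.4]
finger_gap: 0.0691
```

Call:
send_rows --motion '[[[-20,0,0],0,0.2],[[-45,0,0],0,0.2],[[-70,0,0],0,0.2],[[-90,0,0],0,0.2],[[-90,0,0],0,0.2]]'

```text
t: 56.37
position: [0.5389, 0.3399, 0.3059]
orientation: [0.695, -0.103, 0.702, 0.121]
ft_force: [0.4, 0.4, 1.8]
finger_gap: 0.0761
```

Run:
```python
from lf import *
settle(6);plan(.58,.1,.3,18)
```

```text
t 56.67 pos [0.5361 0.3386 0.2971] F [-0.5 -1.   0.2] gap 0.0759 tilt [-0.999  0.025 -0.019] jaw 18.23 j6 0.15
SHIFT [  -8.3 -240.2  -33. ] TURN 0.2 (alt -179.8 ) rows 5.8
```

Call:
send_rows --motion '[[[-2,-35,-5],0,0.2],[[-4,-75,-10],0,0.2],[[-6,-115,-16],0,0.2],[[-8,-155,-21],0,0.2],[[-8,-190,-26],0,0.2]]'

```text
t: 57.08
position: [0.5707, 0.1478, 0.2998]
orientation: [0.689, -0.104, 0.707, 0.119]
ft_force: [0.0, 0.1, 0.4]
finger_gap: 0.0762
```

Run:
```python
from lf import *
settle(6);snap('top','t28');snap('side','s28');plan(.58,.1,.3,18)
crop('t28','t28c',100,170,200,240,8);crop('s28','s28c',130,300,230,390,8)
```

```text
t 57.48 pos [0.5706 0.1512 0.3004] F [-0.1  0.4  0.2] gap 0.0762 tilt [-0.999  0.026 -0.02 ] jaw 18.34 j6 -0.16
SHIFT [ -0.7 -51.6  -7.2] TURN 0.3 (alt -179.7 ) rows 1.2
```

View pics/t28c.png

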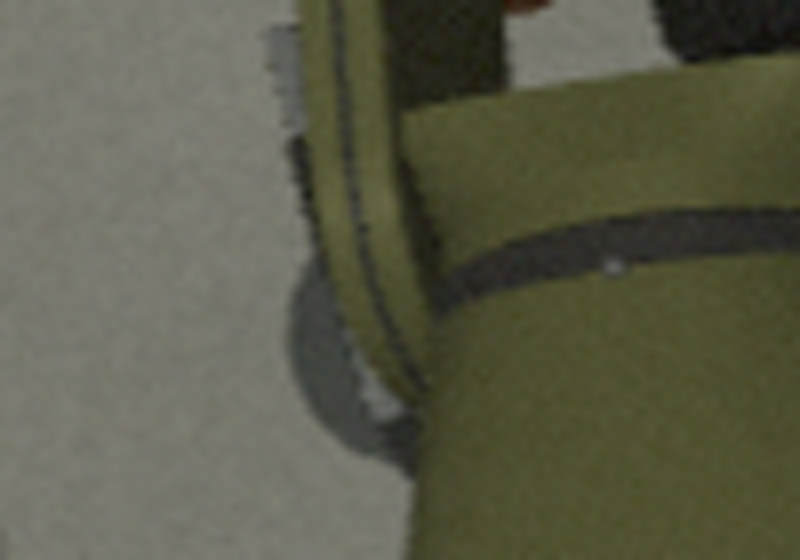

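View pics/s28c.png

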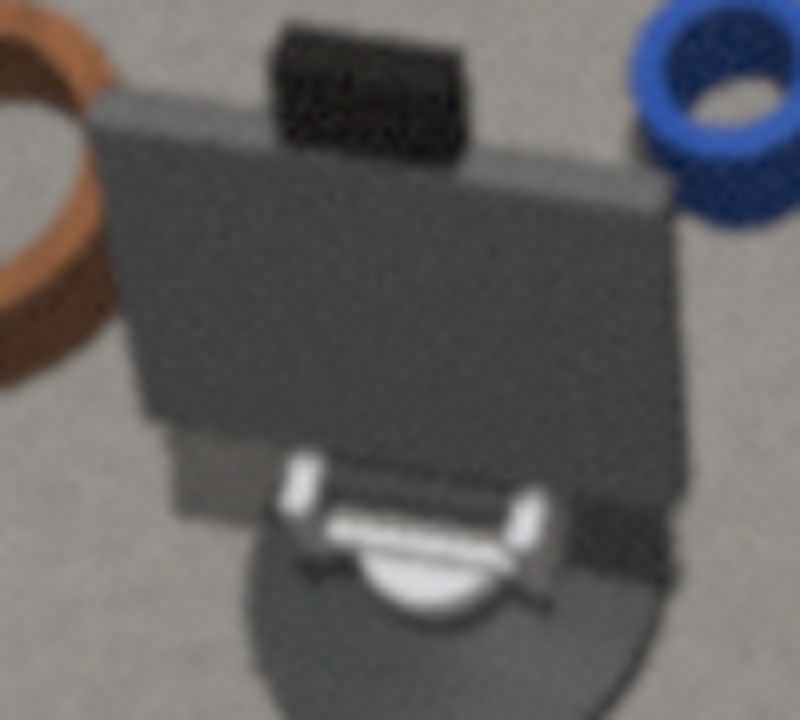

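Move the arm further away so that the top camera sees the light too.

Call:
send_rows --motion '[[[0,-35,-5],0,0],[[0,-75,-10],0,0],[[0,-115,-16],0,0],[[0,-155,-21],0,0],[[0,-190,-26],0,0]]'

```text
t: 57.9
position: [0.6059, -0.038, 0.296]
orientation: [0.69, -0.106, 0.706, 0.121]
ft_force: [0.2, -0.5, 0.7]
finger_gap: 0.0946
```

Run:
```python
from lf import *
settle(5);snap('top','t29')
crop('t29','t29c',100,170,200,240,8)
```

```text
(no output)
```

View pics/t29c.png

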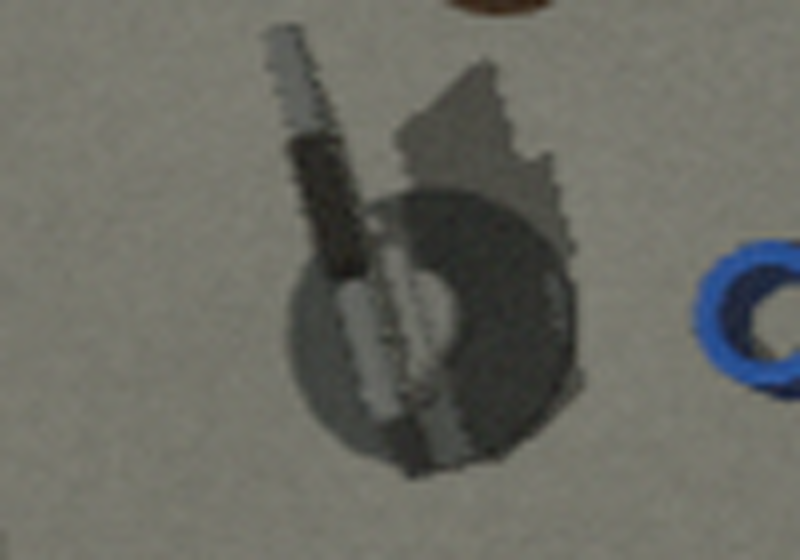

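```bash
cat > f3.py <<'E'
from lf import *
h=.006
T=P('top',100,170,8,[((-h,.07,.13),(262,36)),((h,.07,.13),(303,28)),((-h,-.07,.13),(372,420)),((h,-.07,.13),(408,402))])
S=P('side',130,300,8,[((-h,.07,.13),(98,127)),((-h,-.07,.13),(668,215)),((h,.07,.13),(105,87)),((h,-.07,.13),(662,172)),((-h,.07,.015),(148,418)),((-h,-.07,.015),(683,502))])
fit(S,(.52,.386,-1.25,.3)); q=fit(T+S,(.52,.386,-1.25,.3))
for ob in(S,T,S+T):
  f=lambda w:np.concatenate([proj(n,L((.5195,.386,*w),a))-p for n,a,p in ob])
  r=least_squares(f,(-1.25,.3));print(r.x,r.fun.reshape(-1,2).round(1).tolist())
overlay('s28','side',q,130,300,230,390,8,'o4');overlay('t29','top',q,100,170,200,240,8,'o5')
E
python3 f3.py
```

```text
base [0.5171 0.3822] turn -1.247 tilt 0.226 need turn -1.237 lateral 0.0035 rms 1.07
[[-2.4, -0.3], [-0.2, 0.0], [-0.8, -0.4], [2.3, 0.1], [0.1, -0.1], [1.2, 0.5]]
base [0.5176 0.3826] turn -1.248 tilt 0.23 need turn -1.239 lateral 0.0035 rms 1.09
[[-0.1, -0.3], [-0.6, -0.4], [0.2, 1.6], [0.3, 2.5], [-2.6, -0.5], [-0.4, -0.1], [-1.0, -0.6], [2.1, -0.0], [-0.2, -0.1], [0.9, 0.5]]
[-1.26360111  0.25949191] [[-3.4, -1.7], [-1.7, -0.2], [-1.6, -1.6], [0.9, 0.1], [-1.8, 0.2], [-1.0, 1.9]]
[-1.24805882  0.25518458] [[-0.1, -1.3], [-0.6, -1.4], [0.2, 0.5], [0.4, 1.4]]
[-1.25953216  0.25774924] [[-3.5, -1.4], [-1.7, -0.3], [-1.8, -1.3], [0.9, -0.0], [-1.8, 0.3], [-0.9, 1.8], [0.3, -1.3], [-0.1, -1.3], [0.1, 0.6], [0.3, 1.7]]
```

View pics/o4.png

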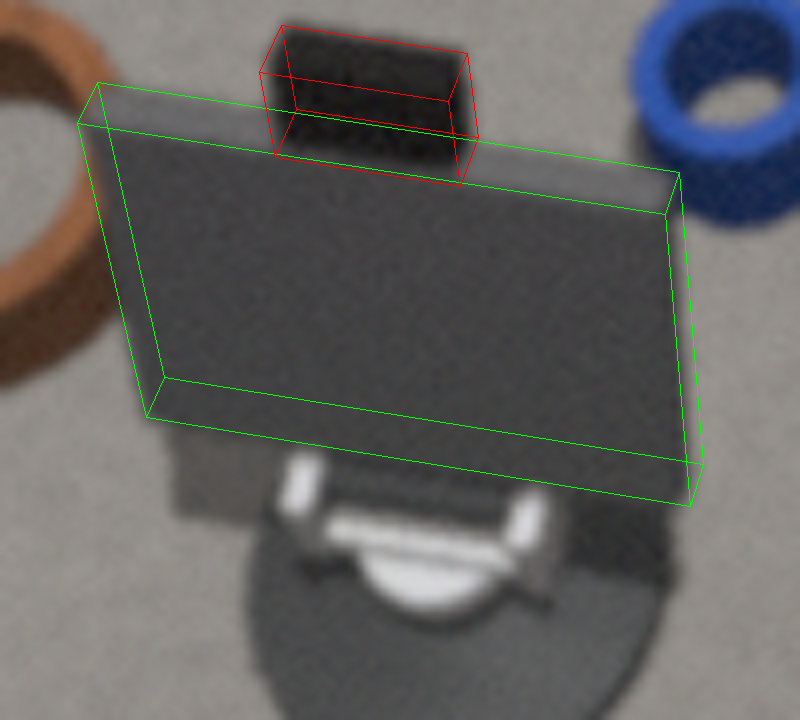

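View pics/o5.png

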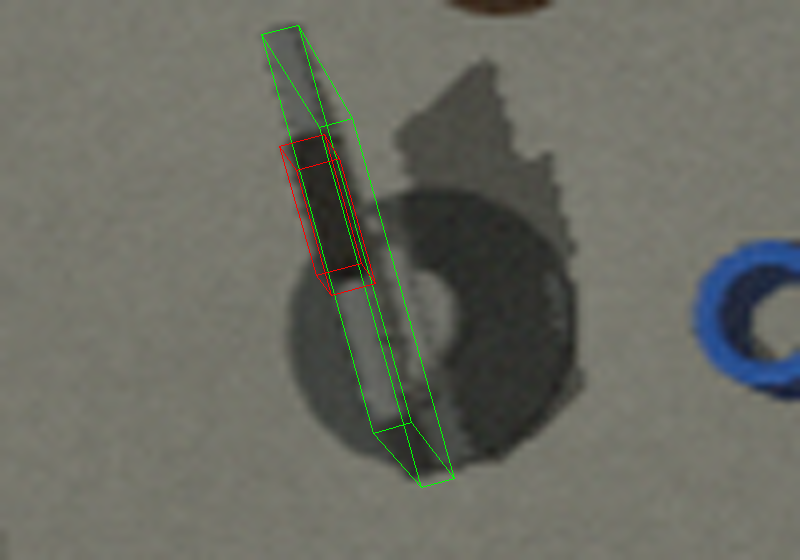

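```bash
cat > f4.py <<'E'
from lf import *
import f1,f3
print('-----')
def go(ob,q0,fixb=None):
  # free: base, turn, tilt, half width, top len
  def f(w):
    b=fixb if fixb is not None else w[4:6]
    o=[proj(n,L((*b,w[0],w[1]),(a[0],np.sign(a[1])*w[2],a[2] if a[2]<.1 else w[3])))-p for n,a,p in ob]
    e=[(w[2]-.07)/.002*1,(w[3]-.13)/.002*1]
    if fixb is None: e+=[(w[4]-.5195)/.003,(w[5]-.386)/.003]
    return np.r_[np.concatenate(o),e]
  r=least_squares(f,[*q0,.07,.13,.5195,.386]); print(r.x.round(4),'rms',np.sqrt(np.mean(r.fun**2)).round(2)); return r.x
go(f1.T+f1.S,(-.7,-.27)); go(f1.S,(-.7,-.27)); go(f1.T,(-.7,-.27))
w=go(f3.T+f3.S,(-1.25,.3)); go(f3.S,(-1.25,.3)); go(f3.T,(-1.25,.3))
E
python3 f4.py | sed -n '/-----/,$p'
```

```text
Traceback (most recent call last):
  File "f4.py", line 2, in <module>
    import f1,f3
  File "f3.py", line 9, in <module>
    overlay('s28','side',q,130,300,230,390,8,'o4');overlay('t29','top',q,100,170,200,240,8,'o5')
    ~~~~~~~^^^^^^^^^^^^^^^^^^^^^^^^^^^^^^^^^^^^^^^
  File "lf.py", line 21, in overlay
    box(.006,.07,.015,.13,(0,255,0)); box(.007,.022,.13,.16,(0,0,255))
                                      ~~~^^^^^^^^^^^^^^^^^^^^^^^^^^^^^
  File "lf.py", line 17, in box
    p=[(proj(n,L(q,a))+.5-np.array([x0,y0]))*s-.5 for a in c]
        ~~~~^^^^^^^^^^
  File "h.py", line 11, in proj
    f,cx,cy,R,t=cam(n); c=R@np.array(X)+t; return np.array([cx+f*c[0]/c[2],cy+f*c[1]/c[2]])
                ~~~^^^
  File "h.py", line 6, in cam
    m=robot.camera_model(n); f=210/np.tan(np.radians(m['vertical_fov']/2)); return f,m['cx'],m['cy'],np.array(m['R']),np.array(m['t'])
ValueError: time passes only in moves, steps and waits
```

```bash
python3 - <<'E'
s=open('h.py').read()
s=s.replace("def cam(n):","_C={}\ndef cam(n):\n    if n not in _C: _C[n]=_cam(n)\n    return _C[n]\ndef _cam(n):")
open('h.py','w').write(s)
E
python3 f4.py | sed -n '/-----/,$p'
```

```text
-----
[-0.6948 -0.261   0.0675  0.1297  0.5191  0.3867] rms 0.98
[-0.6964 -0.2771  0.068   0.1298  0.5195  0.3848] rms 0.54
[-0.6942 -0.2357  0.0672  0.1293  0.5191  0.3899] rms 0.83
[-1.2457  0.2392  0.0679  0.1289  0.5179  0.3833] rms 0.73
[-1.2471  0.2408  0.0682  0.1287  0.5174  0.3832] rms 0.74
[-1.247   0.2554  0.0678  0.1298  0.5191  0.386 ] rms 0.45
```

Run:
```python
from lf import *
ob={'side':(176.1,311.5),'top':(140.6,195.2)}
f=lambda X:np.concatenate([proj(n,X)-p for n,p in ob.items()])
r=least_squares(f,[.53,.34,.2]);print(r.x,r.fun)
for ph in(.22,.26,.3,.34): 
  X=L((.5195,.386,-1.247,ph),(0,0,.145)); print(ph,np.round(X,4),proj('side',X)-ob['side'],proj('top',X)-ob['top'])
```

```text
[0.5292972  0.34980876 0.20893817] [-0.50806239 -0.14985554  0.25398133  0.70430451]
0.22 [0.5296 0.356  0.2075] [-2.48807022  2.90974913] [-1.89547444  0.70533654]
0.26 [0.5314 0.3507 0.2061] [-1.43461765  0.43874698] [0.39395433 0.11092656]
0.3 [0.5331 0.3454 0.2045] [-0.38037108 -1.92196263] [ 2.68755303 -0.45911549]
0.34 [0.5349 0.3402 0.2027] [ 0.67250102 -4.16931437] [ 4.98011679 -1.00362935]
```

Run:
```python
from lf import *
plan(.511,.409,.30,18.5)
```

```text
t 58.2 pos [ 0.6056 -0.0356  0.2961] F [-0.2  1.   0.1] gap 0.095 tilt [-0.999  0.026 -0.02 ] jaw 18.45 j6 -0.48
SHIFT [  6.8 451.7  50.9] TURN -0.0 (alt 180.0 ) rows 10.9
```

Call:
send_rows --motion '[[[0,38,4],0,1],[[0,78,9],0,1],[[0,118,13],0,1],[[0,158,18],0,1],[[0,198,22],0,1]]'

```text
t: 58.62
position: [0.5625, 0.1627, 0.3012]
orientation: [0.69, -0.106, 0.706, 0.122]
ft_force: [0.3, -0.0, -0.1]
finger_gap: 0.0672
```

Call:
send_rows --motion '[[[0,38,4],0,1],[[0,78,9],0,1],[[0,118,13],0,1],[[0,158,18],0,1],[[0,190,21],0,1]]'

```text
t: 59.03
position: [0.5194, 0.3539, 0.3062]
orientation: [0.689, -0.107, 0.705, 0.124]
ft_force: [1.0, -0.1, 0.9]
finger_gap: 0.0342
```

Run:
```python
from lf import *
settle(8);plan(.511,.409,.285,18.5)
```

```text
t 59.43 pos [0.5221 0.3486 0.3059] F [ 0.3  0.3 -0.5] gap 0.0031 tilt [-0.999  0.026 -0.019] jaw 18.54 j6 0.17
SHIFT [22.3 60.2  9.1] TURN 0.0 (alt -180.0 ) rows 1.6
```

Call:
send_rows --motion '[[[5,20,3],0,1],[[10,40,6],0,1],[[18,58,9],0,1],[[22,60,9],0,1],[[22,60,9],0,1]]'

```text
t: 59.85
position: [0.5107, 0.4081, 0.2837]
orientation: [0.689, -0.106, 0.707, 0.121]
ft_force: [-0.6, 0.2, 0.7]
finger_gap: 0.0004
```

Run:
```python
from lf import *
settle(8);plan(.511,.409,.211,18.5);snap('side','s30');crop('s30','s30c',110,280,230,390,6)
```

```text
t 60.25 pos [0.5114 0.4083 0.2859] F [0.4 0.6 0.3] gap 0.0003 tilt [-0.999  0.026 -0.018] jaw 18.49 j6 0.25
SHIFT [74.9 -1.2  1.2] TURN -0.0 (alt 180.0 ) rows 1.8
```

View pics/s30c.png

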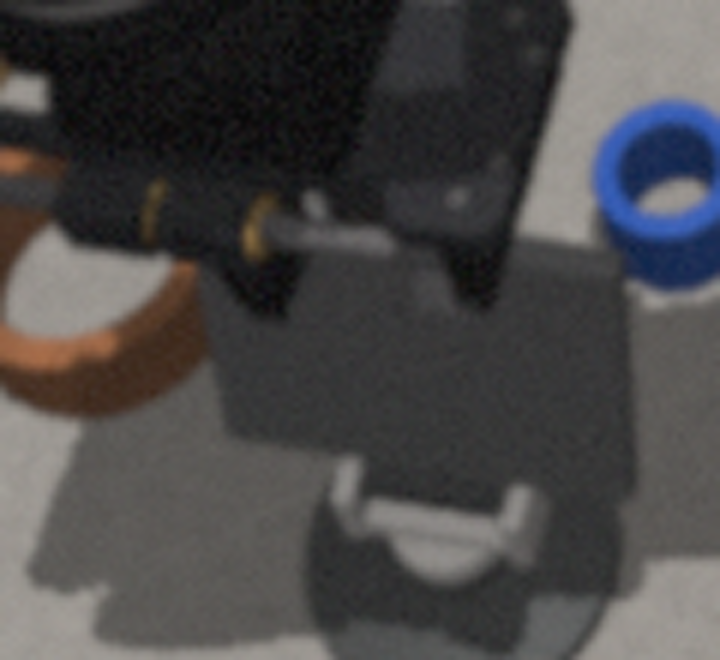

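Call:
send_rows --motion '[[[18,0,0],0,1],[[36,-1,0],0,1],[[54,-1,1],0,1],[[72,-1,1],0,1],[[74,-1,1],0,1]]'

```text
t: 60.72
position: [0.509, 0.408, 0.2074]
orientation: [0.688, -0.106, 0.708, 0.121]
ft_force: [-1.1, 0.0, -1.2]
finger_gap: 0.0003
```

Run:
```python
from lf import *
settle(8);u=np.array([np.cos(-1.247),np.sin(-1.247)]);b=np.array([.5195,.386])
for r in(0.01,.018,.031): plan(*(b+r*u),.211,18.5)
snap('side','s31');crop('s31','s31c',110,280,230,390,6)
```

```text
t 61.12 pos [0.5112 0.4096 0.2133] F [-0.1 -0.7  0.2] gap 0.0009 tilt [-1.     0.027 -0.016] jaw 18.5 j6 0.25
SHIFT [  1.4 -35.    0.4] TURN 0.0 (alt -180.0 ) rows 0.8
t 61.12 pos [0.5112 0.4096 0.2133] F [-0.1 -0.7  0.2] gap 0.0009 tilt [-1.     0.027 -0.016] jaw 18.5 j6 0.25
SHIFT [  1.2 -43.    0.4] TURN 0.0 (alt -180.0 ) rows 1.0
t 61.12 pos [0.5112 0.4096 0.2133] F [-0.1 -0.7  0.2] gap 0.0009 tilt [-1.     0.027 -0.016] jaw 18.5 j6 0.25
SHIFT [  0.8 -56.    0.4] TURN 0.0 (alt -180.0 ) rows 1.3
```

View pics/s31c.png

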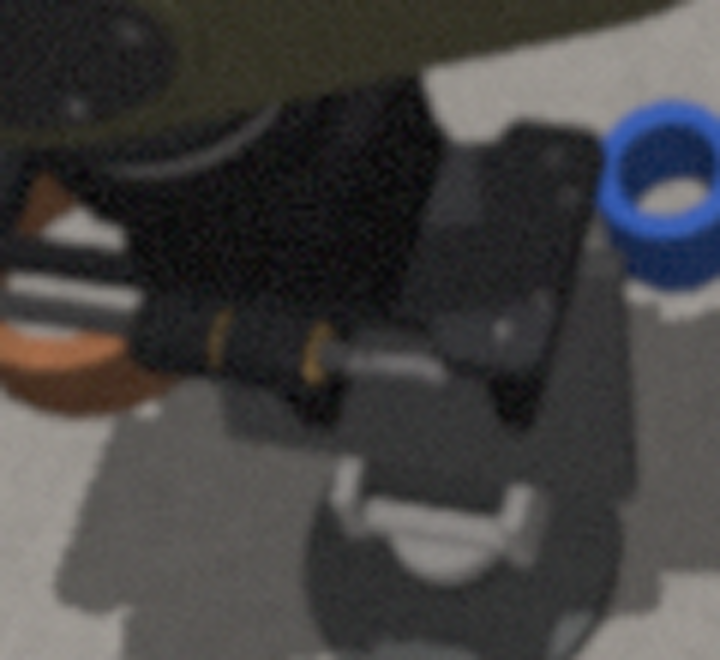

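Call:
send_rows --motion '[[[1,-9,0],0,1],[[1,-18,0],0,1],[[1,-26,0],0,1],[[1,-33,0],0,1],[[1,-40,0],0,1]]'

```text
t: 61.58
position: [0.5241, 0.3705, 0.2109]
orientation: [0.691, -0.105, 0.705, 0.122]
ft_force: [-0.1, 0.2, 0.3]
finger_gap: 0.0001
```

Run:
```python
from lf import *
settle(6);u=np.array([np.cos(-1.247),np.sin(-1.247)]);b=np.array([.5195,.386])
for r in(.031,): plan(*(b+r*u),.211,18.5)
```

```text
t 61.88 pos [0.5237 0.3717 0.211 ] F [0.  0.2 0.6] gap 0.0008 tilt [-1.     0.027 -0.016] jaw 18.51 j6 0.19
SHIFT [ -0.5 -16.1   0.6] TURN 0.0 (alt -180.0 ) rows 0.4
```

Call:
send_rows --motion '[[[0,-4,0],0,1],[[0,-8,0],0,1],[[0,-12,0],0,1],[[0,-16,0],0,1],[[0,-17,0],0,1]]'

```text
t: 62.3
position: [0.5291, 0.3552, 0.2103]
orientation: [0.69, -0.105, 0.705, 0.122]
ft_force: [-1.1, 1.7, -0.5]
finger_gap: -0.0
```

Run:
```python
from lf import *
settle(6);u=np.array([np.cos(-1.247),np.sin(-1.247)]);b=np.array([.5195,.386])
for r in(.031,): plan(*(b+r*u),.211,18.5)
snap('side','s32');crop('s32','s32c',130,280,230,380,7)
```

```text
t 62.6 pos [0.5292 0.3554 0.2106] F [ 0.4  0.8 -0.7] gap 0.0004 tilt [-1.     0.026 -0.016] jaw 18.51 j6 0.17
SHIFT [-0.3  1.1  0.6] TURN 0.0 (alt -180.0 ) rows 0.0
```

View pics/s32c.png

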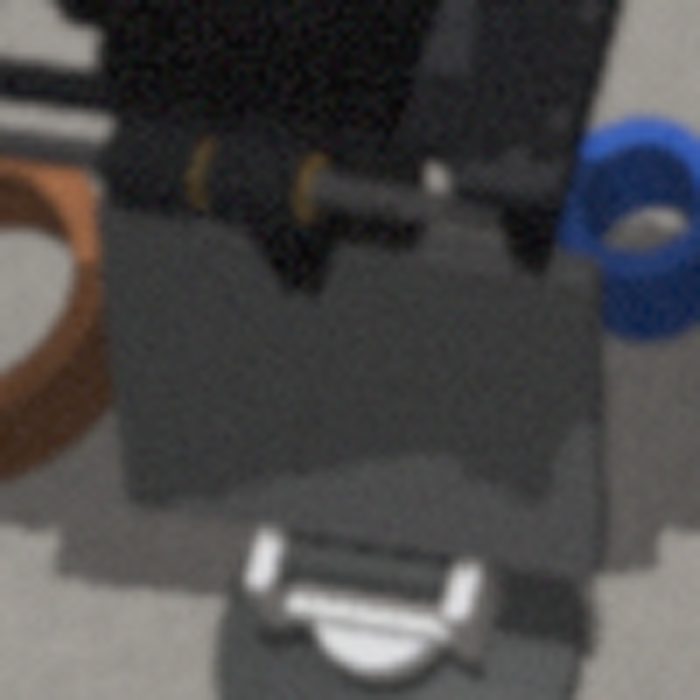

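Call:
send_rows --motion '[[[0,8,0],0,1],[[0,18,0],0,1],[[0,28,0],0,1],[[-10,35,0],0,1],[[-20,40,0],0,1]]'

```text
t: 63.07
position: [0.5161, 0.3941, 0.2318]
orientation: [0.69, -0.106, 0.705, 0.122]
ft_force: [0.2, -0.2, 0.3]
finger_gap: 0.0004
```

Call:
send_rows --motion '[[[-20,0,0],0,1],[[-50,0,0],0,1],[[-80,0,0],0,1],[[-90,0,0],0,1]]'

```text
t: 63.4
position: [0.5198, 0.3938, 0.3292]
orientation: [0.693, -0.105, 0.702, 0.124]
ft_force: [-0.0, 0.2, 1.7]
finger_gap: 0.0006
```

Call:
send_rows --motion '[[[0,-35,0],0,1],[[0,-75,0],0,1],[[0,-115,0],0,1],[[0,-155,0],0,1],[[0,-195,0],0,1]]'

```text
t: 63.82
position: [0.5822, 0.2077, 0.324]
orientation: [0.694, -0.105, 0.702, 0.124]
ft_force: [1.7, -0.1, 0.2]
finger_gap: 0.0005
```

Call:
send_rows --motion '[[[0,-40,0],0,1],[[0,-80,0],0,1],[[0,-120,0],0,1],[[0,-160,0],0,1],[[0,-195,0],0,1]]'

```text
t: 64.23
position: [0.6449, 0.0207, 0.3186]
orientation: [0.694, -0.105, 0.702, 0.123]
ft_force: [-0.1, 0.8, 0.9]
finger_gap: 0.0005
```

Run:
```python
from lf import *
settle(6);plan(.6,-.1,.3,18.5);snap('top','t33');snap('side','s33')
crop('t33','t33c',100,170,200,240,8);crop('s33','s33c',130,290,230,380,8)
```

```text
t 64.53 pos [0.6443 0.024  0.3187] F [-0.1  0.2 -0.8] gap 0.0004 tilt [-1.     0.028 -0.007] jaw 18.71 j6 -0.38
SHIFT [  16.3 -103.8  -81.6] TURN 0.2 (alt -179.8 ) rows 3.2
```

View pics/t33c.png

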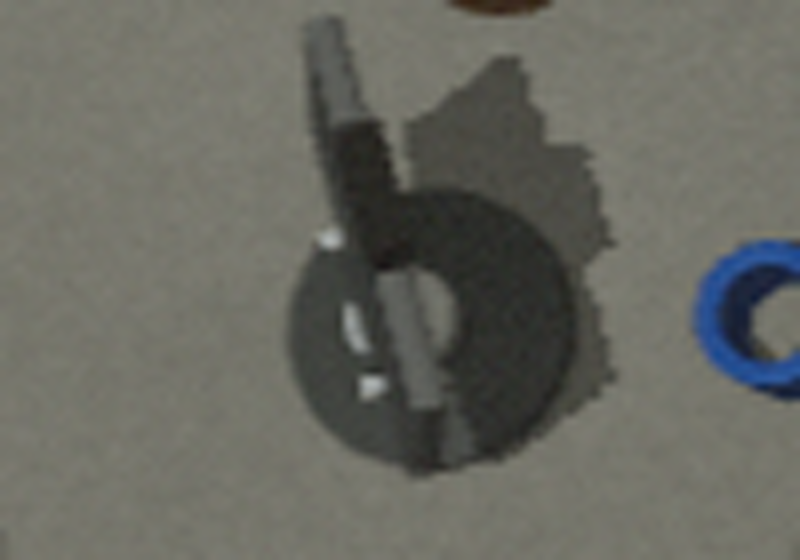

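View pics/s33c.png

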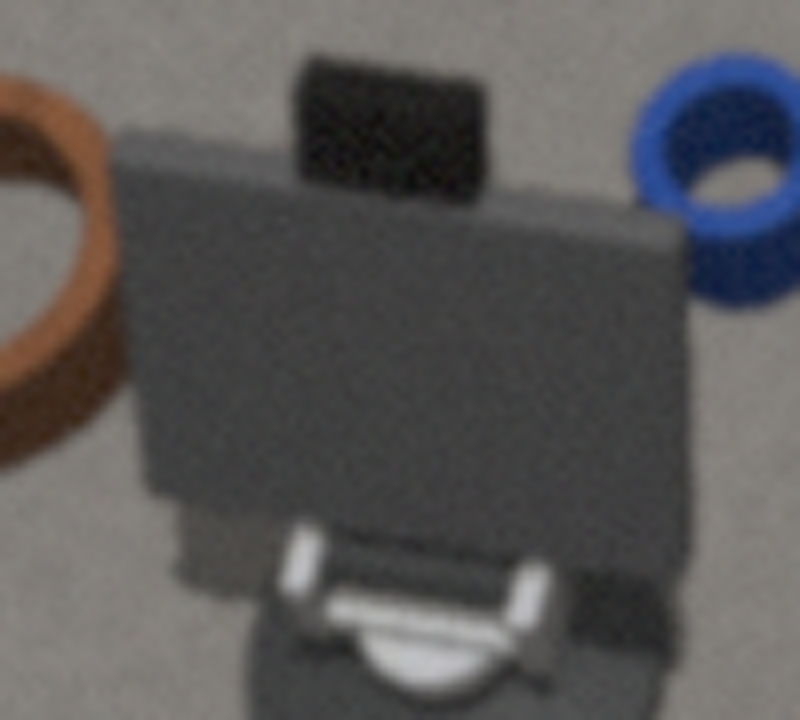

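```bash
cat > f5.py <<'E'
from lf import *
import f4
print('=====')
h=.006
T=P('top',100,170,8,[((-h,.07,.13),(305,24)),((h,.07,.13),(342,18)),((-h,-.07,.13),(406,408)),((h,-.07,.13),(442,402))])
S=P('side',130,290,8,[((-h,.07,.13),(117,172)),((-h,-.07,.13),(685,252)),((h,.07,.13),(116,130)),((h,-.07,.13),(682,212)),((-h,.07,.015),(150,495)),((-h,-.07,.015),(688,580))])
w=f4.go(T+S,(-1.25,.3));w=f4.go(T,(-1.25,.3));w=f4.go(S,(-1.25,.3))
w=f4.go(T+S,(-1.25,.3))
q=(w[4],w[5],w[0],w[1])
overlay('s33','side',q,130,290,230,380,8,'o6');overlay('t33','top',q,100,170,200,240,8,'o7')
d=np.array([.6442,.0152])-[.5195,.386]
print('need',np.arctan2(d[1],d[0]))
for n,p in {'side':(130+393/8-.5,290+132/8-.5),'top':(100+370/8-.5,170+193/8-.5)}.items():
  for ph in(.3,.34,.38,.42): print(n,ph,proj(n,L((.5195,.386,-1.247,ph),(0,0,.145)))-p)
E
python3 f5.py | sed -n '/=====/,$p'
```

```text
=====
[-1.2464  0.3358  0.0686  0.1292  0.5175  0.3838] rms 0.75
[-1.2686  0.3478  0.0683  0.1299  0.5196  0.3861] rms 0.32
[-1.2409  0.3372  0.0689  0.129   0.5168  0.3836] rms 0.73
[-1.2464  0.3358  0.0686  0.1292  0.5175  0.3838] rms 0.75
need -1.2463782498271188
side 0.3 [-2.90537108  3.57803737]
side 0.34 [-1.85249898  1.33068563]
side 0.38 [-0.80310173 -0.80062809]
side 0.42 [ 0.24079309 -2.81360041]
top 0.3 [-2.46244697  1.11588451]
top 0.34 [-0.16988321  0.57137065]
top 0.38 [2.11649598 0.05345899]
top 0.42 [ 4.39161662 -0.43686567]
```

View pics/o6.png

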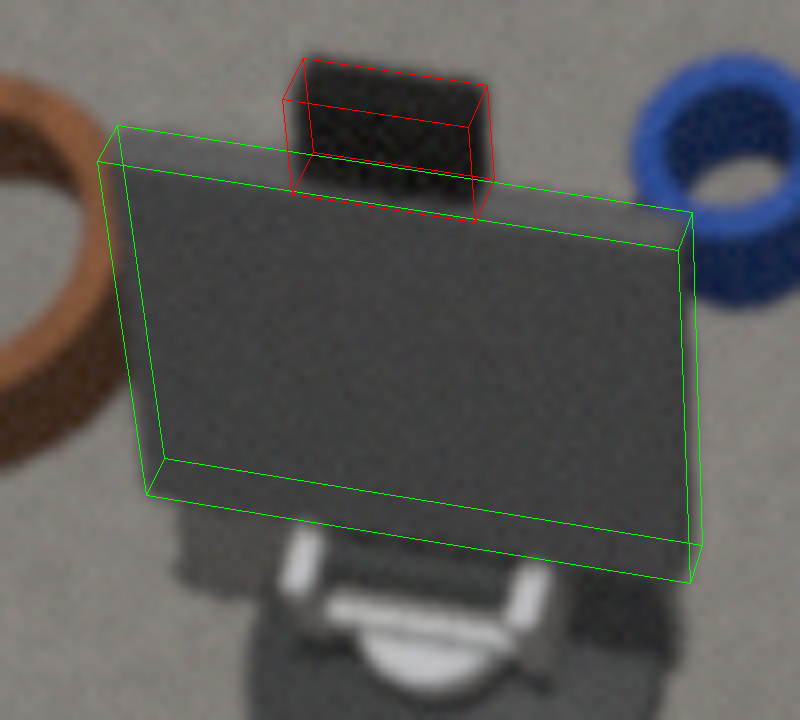

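View pics/o7.png

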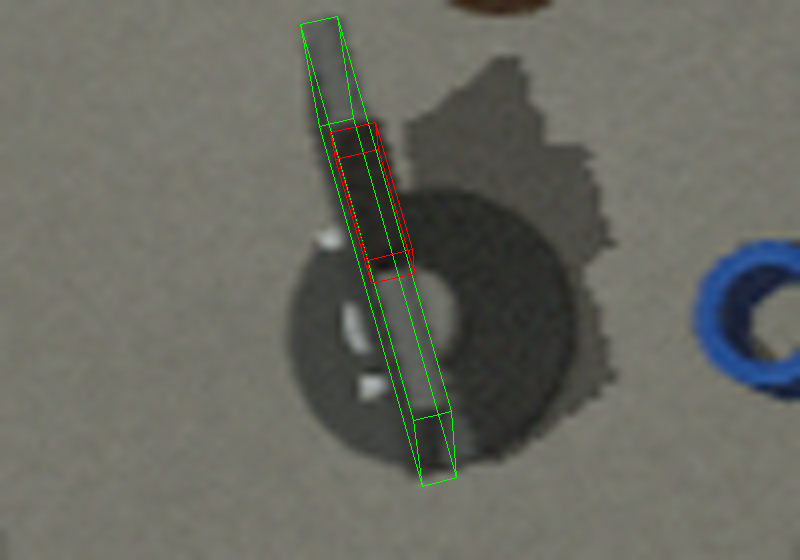

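Run:
```python
from h import *
crop('s33','z1',150,90,390,290,3)
```

```text
(no output)
```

View pics/t33.png

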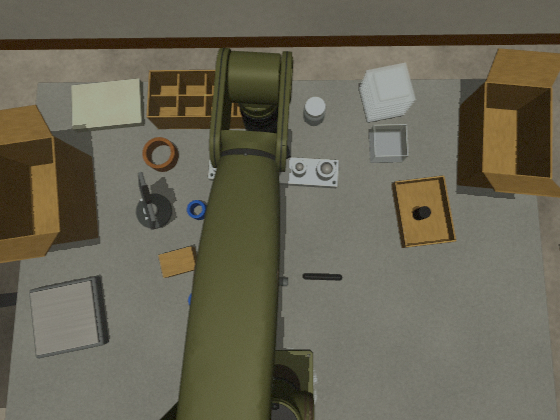

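View pics/z1.png

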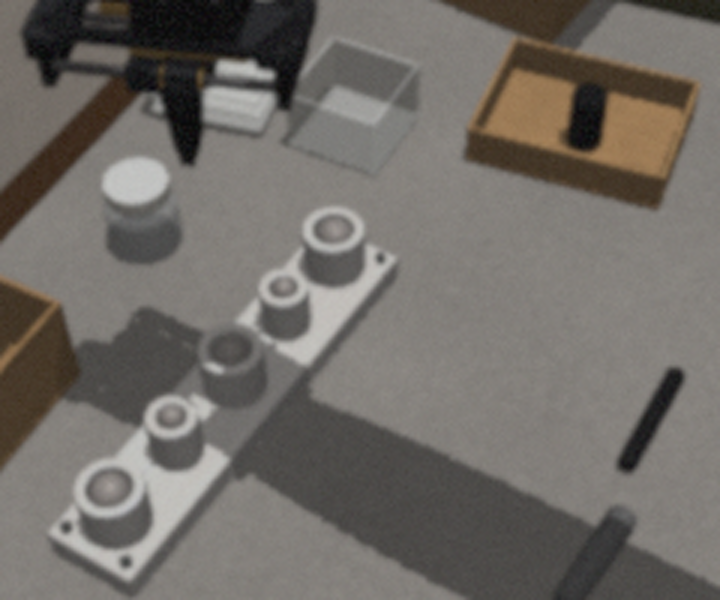

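All five sleeves are flat on the plate with the domes showing. The cap stands in the tray at top (422,213), the bystanders haven't moved, and the arm is clear of everything. Handing in.

Run:
```python
from rig import robot
print(robot.sign_off())
```

```text
the job is handed in; nothing more can be done
None
```

I finished the job and handed it in at about 65 s of the 210 s allowed; sign-off gives no verdict.

- **Caps:** there was only one cap, over shaft 1. It is now standing upright in the returns tray.
- **Sleeves:** all five aluminium sleeves are seated, wide ones on shafts 0, 2 and 4 and narrow ones on shafts 1 and 3. One wide sleeve was knocked aside during the run, so I measured it again before picking it up. The last side view shows every sleeve down on the plate with its shaft dome showing. I checked seating by eye only and did not measure it against the 6 mm and 7.5 mm limits.
- **Light:** I swivelled it by gripping its tab. My first tilt came out short, at about 0.25 rad, so I pushed the panel further with closed fingers.
    - **Tilt:** the final fits put the lean at 0.34–0.35 rad. The tab's position in the side picture suggests about 0.37. The target is 0.349 ± 0.08.
    - **Aim:** the fits put the facing direction at -1.24 to -1.27 rad, where -1.246 points straight at the middle of the fixture. That is at most about 9 mm to the side, against 40 mm allowed.
- **Disagreements:** the two cameras differ by about 2–4 mm, so I used their average. The light fit also leaves errors of about 1 pixel because the panel edges are blurred.
- **Other items:** in the last pictures, the blue look-alikes and the bystanders were where they started as far as I could see them (the arm hid part of the top view), and the arm was touching nothing.

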